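# Run a steriliser load

## Task

Run a load in the small bench steriliser: first shut its steam valve fully, and only then set every steel instrument cassette that lies on the trolley flat and upright on the chamber floor. Swing the lid fully closed, turn its three clamp knobs clockwise to their end stops, and only then open the steam valve half way (45 degrees). Leave the other things on the trolley where they are.

Things in the scene. Friction and masses are not known exactly. Their poses are not given: they have to be found in the camera images.
- cassette_a: loose steel instrument cassette: a perforated box 76 x 44 mm, 24 mm high, with a dark upright grip bar on top (50 x 12 mm, along the cassette's long axis x, from 24 to 46 mm above the underside). Origin: centre of its underside; z up. It may be absent
- cassette_b: loose steel instrument cassette: a perforated box 76 x 44 mm, 24 mm high, with a dark upright grip bar on top (50 x 12 mm, along the cassette's long axis x, from 24 to 46 mm above the underside). Origin: centre of its underside; z up. It may be absent
- cassette_c: loose steel instrument cassette: a perforated box 76 x 44 mm, 24 mm high, with a dark upright grip bar on top (50 x 12 mm, along the cassette's long axis x, from 24 to 46 mm above the underside). Origin: centre of its underside; z up. It may be absent
- cassette_d: loose steel instrument cassette: a perforated box 76 x 44 mm, 24 mm high, with a dark upright grip bar on top (50 x 12 mm, along the cassette's long axis x, from 24 to 46 mm above the underside). Origin: centre of its underside; z up. It may be absent
- steriliser: the bench steriliser, fixed: open-topped aluminium chamber 210 x 190 mm outside (x, y), rim 83 mm above the table. Origin: on the table under the chamber's centre. The valve stands on its +y side, the lid's hinge post at its (+x, -y) corner, the steam generator box beyond the valve
- chamber_floor (a point): centre of the chamber's inner floor, 18 mm above the table; the inside is 198 mm (x) by 178 mm (y), walls 6 mm, 65 mm deep; same axes as the steriliser
- lid (a joint): the lid's swing about its upright hinge: 0 closed over the chamber (stop), grows as it swings away counterclockwise seen from above, up to 1.75 rad; it stays where it is left. The lid is a level plate 210 x 190 x 8 mm, its underside at 83 mm above the table
- lid_hinge (a point): a point on the lid's upright hinge axis, level with lid_handle
- lid_handle (a point): on the axis of the upright black round handle (22 mm across) in the middle of the lid, 26 mm above the lid's upper face; the handle's top is 26 mm higher
- clamp_a (a joint): clamp knob on the lid, 0 loose to 1.4 rad tight (end stop); grows as it turns clockwise seen from above
- clamp_b (a joint): clamp knob on the lid, 0 loose to 1.4 rad tight (end stop); grows as it turns clockwise seen from above
- clamp_c (a joint): clamp knob on the lid, 0 loose to 1.4 rad tight (end stop); grows as it turns clockwise seen from above
- clamp_a_grip (a point): a point on that clamp knob's axis, 7 mm below the top of its bar grip (bar 38 mm long, 14 mm wide, 30 mm high, over a 40 mm disc); x runs along the bar and turns with it. It rides on the lid
- clamp_b_grip (a point): a point on that clamp knob's axis, 7 mm below the top of its bar grip (bar 38 mm long, 14 mm wide, 30 mm high, over a 40 mm disc); x runs along the bar and turns with it. It rides on the lid
- clamp_c_grip (a point): a point on that clamp knob's axis, 7 mm below the top of its bar grip (bar 38 mm long, 14 mm wide, 30 mm high, over a 40 mm disc); x runs along the bar and turns with it. It rides on the lid
- valve (a joint): the steam valve's black bar handle, turning about an upright axis: 0 shut (handle across the chamber pipe, its long end towards the steriliser's -x, at the first mark), grows counterclockwise seen from above, pi/4 half open (middle mark), pi/2 open (long end pointing to the chamber, third mark)
- valve_grip (a point): on the valve's axis, 10 mm below the top of its bar handle (14 mm wide, 32 mm high, reaching 48 mm to its long end at -x and 26 mm to +x; the white scale plate lies 29 mm below this point); x runs along the handle and turns with it
- pot: bystander: white ceramic pot, 36 mm across, 30 mm high; origin under its centre
- pack_a: bystander: blue and white dressing pack 100 x 68 x 22 mm; origin under its centre
- pack_b: bystander: blue and white dressing pack 100 x 68 x 22 mm; origin under its centre
- pack_c: bystander: blue and white dressing pack 100 x 68 x 22 mm; origin under its centre
- bottle_a: bystander: clear bottle 48 mm across, 100 mm high; origin under its centre
- dish: bystander: steel bowl 100 mm across, 35 mm high; origin under its centre
There are look-alikes about, which are no part of the job. What is shaped like the cassette_c but blue or green is not meant. What is shaped like the cassette_b but orange is not meant.

How it is judged:
On the way, in this order (a step that is already met when the one before it is completed fails the run):
1. the steam valve is fully shut (within 4 degrees) (value of joint valve below 0.07 rad), for 0.2 s.
2. every cassette lies flat on the chamber floor and the lid is swung fully closed (x of cassette_a in the frame of chamber_floor between -0.08 and 0.08 m and y of cassette_a in the frame of chamber_floor between -0.075 and 0.075 m and z of cassette_a in the frame of chamber_floor between -0.01 and 0.012 m and angle between each of cassette_a, cassette_b, cassette_c, cassette_d's own z axis and vertical below 0.12 rad and x of cassette_b in the frame of chamber_floor between -0.08 and 0.08 m and y of cassette_b in the frame of chamber_floor between -0.075 and 0.075 m and z of cassette_b in the frame of chamber_floor between -0.01 and 0.012 m and x of cassette_c in the frame of chamber_floor between -0.08 and 0.08 m and y of cassette_c in the frame of chamber_floor between -0.075 and 0.075 m and z of cassette_c in the frame of chamber_floor between -0.01 and 0.012 m and x of cassette_d in the frame of chamber_floor between -0.08 and 0.08 m and y of cassette_d in the frame of chamber_floor between -0.075 and 0.075 m and z of cassette_d in the frame of chamber_floor between -0.01 and 0.012 m and value of joint lid below 0.05 rad), for 0.2 s.
3. all three clamp knobs are turned to their end stops, the lid closed and the valve still shut (value of joint each of clamp_a, clamp_b, clamp_c above 1.3 rad and value of joint lid below 0.05 rad and value of joint valve below 0.3 rad), for 0.2 s.
At the end, for the whole second after the job is handed in: every cassette present lies flat on the chamber floor, the lid is within 0.05 rad of closed, each clamp knob is within 0.1 rad of its end stop, and the valve rests half open (45 degrees, within 7 degrees) (all of step 2 and value of joint each of clamp_a, clamp_b, clamp_c above 1.3 rad and value of joint valve between 0.665 and 0.905 rad and velocity of joint valve between -0.05 and 0.05 rad/s and linear speed of each of cassette_a, cassette_b, cassette_c, cassette_d below 0.02 m/s); the robot touches nothing.
It fails at once if a cassette is put into the open chamber while the steam valve is not shut (value of joint valve above 0.3 rad and value of joint lid above 0.15 rad and ((x of cassette_a in the frame of chamber_floor between -0.08 and 0.08 m and y of cassette_a in the frame of chamber_floor between -0.075 and 0.075 m and z of cassette_a in the frame of chamber_floor below 0.05 m) or (x of cassette_b in the frame of chamber_floor between -0.08 and 0.08 m and y of cassette_b in the frame of chamber_floor between -0.075 and 0.075 m and z of cassette_b in the frame of chamber_floor below 0.05 m) or (x of cassette_c in the frame of chamber_floor between -0.08 and 0.08 m and y of cassette_c in the frame of chamber_floor between -0.075 and 0.075 m and z of cassette_c in the frame of chamber_floor below 0.05 m) or (x of cassette_d in the frame of chamber_floor between -0.08 and 0.08 m and y of cassette_d in the frame of chamber_floor between -0.075 and 0.075 m and z of cassette_d in the frame of chamber_floor below 0.05 m))).
It fails at once if the valve is opened with the lid closed but a clamp knob not tight (value of joint valve above 0.3 rad and value of joint lid below 0.1 rad and value of joint any of clamp_a, clamp_b, clamp_c below 1.25 rad).
It fails at once if a bystander is shoved more than 7 cm or the bottle is knocked over (distance of any of pot, pack_a, pack_b, pack_c, bottle_a, dish from where it was at the start of the episode above 0.07 m or angle between bottle_a's own z axis and vertical above 0.6 rad).
Of cassette_a, cassette_b, cassette_c, cassette_d only 2 to 4 are there at a start; the rules pass over those that are not, and their reading is None.
At some moment in a run one of cassette_a, cassette_b, cassette_c, cassette_d may be knocked a few centimetres aside while the robot is not near it.
Once in a run the grip may slacken for a moment while it holds something.
It also fails if it takes over 210 s, if anything falls off the work surface, if the arm or the gripper's body presses on something with over 40 N, if the wrist force passes 120 N, or if a joint passes its speed limit or range.

## Robot

A 6-joint arm with a two-finger parallel gripper is mounted at the origin on the work surface. World frame = base frame: x ahead of the robot, y to its left, z up, the work surface at z = 0. Lengths are in m, angles in rad, forces in N, time in s.
With the tool pointing down it reaches from about 0.225 to 0.875 m from the base axis. Payload 3.4 kg.
Tool frame: the origin (TCP) lies midway between the tips of the shut fingers; the grasp point (between the pads) lies 19 mm behind it; y points along the fingers, z is the direction in which the jaws open and shut, and the axes are right-handed (so a half turn about y gives the same grasp; the last joint's range is limited). The gripper opens to 85 mm and grips with 20 to 120 N. Pads are 22 mm wide; open, the fingers measure 114 mm over their backs; the gripper's body (76 mm by 85 mm) begins 54 mm behind the grasp point. The pads swing forward as they close: fully open they stand 13 mm farther back than shut.
Start: joints at [1.203, 0.276, 1.505, -0, 1.361, -0.121], TCP at [0.14, 0.558, 0.231] pointing down, gripper open.
Joint ranges: [-2.89, 2.89], [-0.75, 2.08], [0.22, 2.7], [-1.18, 4.32], [0.11, 2.71], [-2.7, 2.7]. Speed limits (rad/s): [2.57, 2.57, 3.14, 3.14, 3.14, 3.14].

## Interface

Orientations are given as a 3x3 rotation matrix whose columns are the frame's x, y, z axes.
In Python, from plant import env, vision, finder gives the robot as it stands.
- The arm moves only by the tool arm_command, never from a script. Its argument "rows" is a list of rows, each a list of 3 entries, a list of its own where there are three numbers: the shift along the tool's x, y, z as a fraction of full scale, then the turn, a rotation vector about the tool's x, y, z as a fraction of full scale, then the opening, from 0 (shut) to 1 (fully open). In form: [[[tx, ty, tz], [rx, ry, rz], jaw], ...]. A call has 1 to 20 rows; each row shifts and turns the commanded pose from where the row before left it, along the tool's axes as they then stand; what a row does not reach is not made up. Full scale, the value 1, is 2 cm for a shift and 0.08 rad for a turn. A row lasts 1/12 s, in which the tool goes at most 41.7 mm and 7.16 degrees, less where a joint would pass 70% of its speed; a pose out of reach is approached as far as the arm can. A call with a number of a shift or a turn outside -1 to 1 is refused whole. A call with a gripper value outside its range is refused whole. The fingers move at their own pace and stop on an object; "grip_force" is the grip in N (left out, the last holds). Time passes only in rows, so rows that do not move let the fingers close. It gives the time, the measured TCP pose, the force and the opening at its end, in the units of the state.
- env.observe(): the state, without advancing time (a new reading comes with each control period).
- vision.get_image(name): name is "side" or "top"; returns a dict with "img" (400x640x3 uint8, red, green, blue), "fovy" (degrees; the focal length in pixels is half the picture's height over the tangent of half this angle, whatever the lens; pixels are square), "cx", "cy" (the principal point, pixels), "rvec" (rotation vector, rad) and "tvec" (3), from world to camera coordinates, as OpenCV has them. Camera axes: x right, y down, z forward; pixel columns grow to the right and rows downward; lengths in m; the calibration is good to about 2 mm. A picture is of the moment at which its call begins. There is no depth.
- env.hand_in(): hands the job in, once; it reports no verdict.
Trained networks look in a picture, given as the dict that the camera call returned (one of the last four; its "shot" number tells which), for a name from the list of things; names that differ only in an ending like _2 or _b are one class to them, and where a whole thing is asked for, a point or a joint stands for the part that bears it (a point fixed in the world has none). Each returns a list of dicts, best first, with "p" (0 to 1); they miss things now and then, are a little off and sometimes report something else, mostly with a low value. They report only what shows in the picture. A call takes as long as a camera call. They do not tell look-alikes from the thing itself.
- finder.masks_of(label, picture): "pixels" (400x640 bool, what is visible of it) and "centre" ([column, row] in pixels, amid what is visible of it).
The state is a dict: "t": time; "q": joint angles; "qvel": joint speeds; "joint_torque": joint torques, N m; "position": TCP position; "tool_rot": TCP orientation; "force": force on the tool from outside, world axes, zero at the start; "moment": the same for the moment, N m; "opening": finger opening in m.
Only numpy, scipy, OpenCV 4.12 (cv2) and the standard library are available. Lean on these libraries where they do the work, as an engineer would, in place of code of your own. Each camera call takes 0.05 s, during which the arm holds its last target.

## Working session

There is one attempt and no reset: what is moved stays moved. The work goes in short steps, Python scripts to look and compute and a tool call to move; the robot and the scene stay as the last step left them, time stands still between calls to the robot, and variables do not carry over. Pictures are saved under pics/ and viewed, and the job is handed in when it is done.

Besides the shell and the picture viewer there is one more tool, called after "Request:" by a JSON object that holds its "name" and its "arguments", one argument or row to a line. arm_command: Moves the arm, as the interface text tells. Shift numbers are shares of 2 cm and turn numbers shares of 0.08 rad, none past 1 either way. Its arguments: {"type":"object","properties":{"rows":{"type":"array"},"grip_force":{"type":"number"}},"required":["rows"]}

```bash
ls; mkdir -p pics
python3 - <<'E'
from plant import env, vision, finder
import cv2, numpy as np
s=env.observe(); print(s)
for n in("side","top"):
    p=vision.get_image(n); cv2.imwrite(f"pics/{n}0.png",p["img"][:,:,::-1]); print({k:v for k,v in p.items() if k!="img"})
E
```

```text
pics
{'t': 0.0, 'q': array([ 1.20297770e+00,  2.76631448e-01,  1.50612976e+00, -9.73780620e-06,
        1.36070137e+00, -1.21027232e-01]), 'qvel': array([ 0.0008766 , -0.00033458,  0.00140112,  0.00035965,  0.00016002,
        0.00199103]), 'joint_torque': array([ 1.98696442e-03, -4.16767430e+01, -2.45810258e+01,  2.65678746e-04,
        1.09798802e-02,  3.20701486e-05]), 'position': array([0.14030276, 0.55707918, 0.23042027]), 'tool_rot': array([[ 9.69701680e-01, -6.63502202e-04,  2.44291244e-01],
       [-2.44292049e-01, -1.74827688e-03,  9.69700128e-01],
       [-2.16309438e-04, -9.99998252e-01, -1.85739534e-03]]), 'force': array([-0.15642943, -0.45414141, -0.80628893]), 'moment': array([-0.00418773, -0.02234352,  0.03117585]), 'opening': 0.08507188886531758}
{'fovy': 42.82085861887637, 'cx': 315.9280990396282, 'cy': 199.45066925564421, 'rvec': array([ 2.26947195, -0.31577428,  0.13455492]), 'tvec': array([-0.45329734,  0.1977239 ,  1.44749082]), 'shot': 1}
{'fovy': 42.27303391279256, 'cx': 317.20565312724176, 'cy': 200.84782620429547, 'rvec': array([ 2.18571031, -2.12464219,  0.16611251]), 'tvec': array([0.01371898, 0.48005696, 1.34117434]), 'shot': 2}
```

View pics/side0.png

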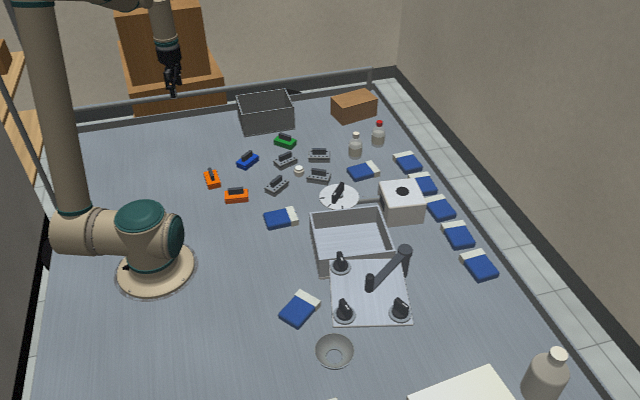

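View pics/top0.png

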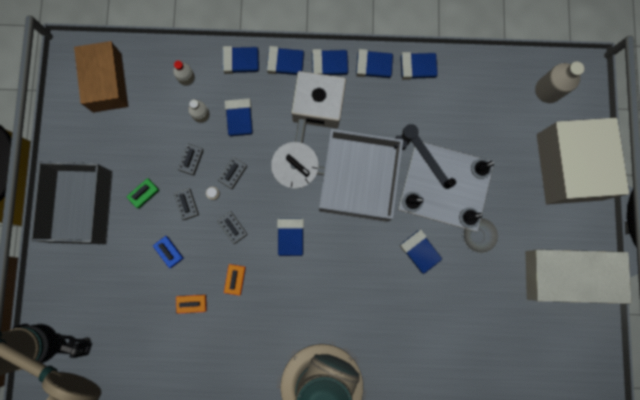

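```bash
cat > h.py <<'E'
from plant import env, vision, finder
import cv2, numpy as np
def cam(p):
    f=200/np.tan(np.radians(p["fovy"])/2)
    K=np.array([[f,0,p["cx"]],[0,f,p["cy"]],[0,0,1.]])
    return K,cv2.Rodrigues(np.array(p["rvec"]))[0],np.array(p["tvec"])
def proj(p,X):
    K,R,t=cam(p); X=np.atleast_2d(X); c=(R@X.T).T+t; u=(K@c.T).T; return u[:,:2]/u[:,2:]
def ray(p,uv,z):
    K,R,t=cam(p); o=-R.T@t; d=R.T@np.linalg.solve(K,np.array([uv[0],uv[1],1.])); return o+d*(z-o[2])/d[2]
def crop(p,x0,y0,x1,y1,name,s=5):
    im=p["img"][y0:y1,x0:x1,::-1]; cv2.imwrite("pics/"+name,cv2.resize(im,None,fx=s,fy=s,interpolation=cv2.INTER_CUBIC))
E
python3 - <<'E'
from h import *
import pickle
P={n:vision.get_image(n) for n in("side","top")}
pickle.dump(P,open("p0.pkl","wb"))
for lab in["cassette_a","valve","valve_grip","clamp_a","lid","steriliser","pot","lid_handle","pack_a","bottle_a","dish"]:
    for n in P:
        r=finder.masks_of(lab,P[n])
        print(lab,n,[(round(d["p"],2),np.round(d["centre"],1).tolist(),int(d["pixels"].sum()),np.round(ray(P[n],d["centre"],.02)[:2],3).tolist()) for d in r if d["p"]>.2])
crop(P["top"],110,130,260,330,"t1.png",4)
crop(P["top"],260,60,500,260,"t2.png",3)
crop(P["side"],190,120,350,220,"s1.png",5)
crop(P["side"],290,150,450,340,"s2.png",3)
E
```

```text
cassette_a side [(0.93, [232.6, 195.9], 364, [0.256, 0.234]), (0.9, [316.5, 176.9], 333, [0.544, 0.253]), (0.73, [283.6, 140.4], 254, [0.486, 0.496]), (0.69, [209.6, 182.1], 254, [0.192, 0.326]), (0.68, [247.8, 160.5], 257, [0.336, 0.41]), (0.67, [273.8, 186.2], 329, [0.395, 0.245]), (0.6, [320.3, 156.0], 322, [0.589, 0.364]), (0.51, [283.5, 161.2], 318, [0.456, 0.371])]
cassette_a top [(0.94, [164.8, 250.0], 552, [0.339, 0.425]), (0.89, [188.3, 304.3], 498, [0.2, 0.355]), (0.85, [233.3, 173.3], 460, [0.55, 0.255]), (0.83, [192.3, 164.0], 497, [0.572, 0.367]), (0.72, [189.5, 204.6], 520, [0.461, 0.368]), (0.66, [143.6, 194.5], 561, [0.485, 0.492]), (0.62, [233.6, 225.3], 478, [0.409, 0.248]), (0.58, [233.4, 280.7], 514, [0.264, 0.241])]
valve side [(0.66, [335.4, 194.6], 171, [0.578, 0.147])]
valve top [(0.52, [298.8, 160.9], 206, [0.589, 0.08])]
valve_grip side [(0.43, [332.7, 193.0], 161, [0.572, 0.158])]
valve_grip top [(0.74, [296.5, 160.4], 218, [0.59, 0.086]), (0.49, [375.8, 169.7], 17009, [0.571, -0.129])]
clamp_a side [(0.66, [340.3, 262.8], 184, [0.503, -0.138]), (0.58, [341
[... 719 characters left out ...]
.2, 183.5], 6248, [0.539, -0.323])]
pack_a side [(0.9, [298.4, 307.2], 899, [0.353, -0.254]), (0.87, [363.8, 168.6], 444, [0.713, 0.252]), (0.8, [279.0, 218.1], 552, [0.378, 0.089]), (0.64, [330.5, 353.9], 1187, [0.393, -0.408])]
pack_a top [(0.92, [422.2, 249.2], 1013, [0.36, -0.255]), (0.73, [238.1, 112.4], 922, [0.72, 0.251]), (0.64, [290.2, 239.5], 979, [0.376, 0.096]), (0.59, [484.7, 164.6], 233, [0.595, -0.426])]
bottle_a side [(0.65, [353.9, 146.7], 337, [0.723, 0.385])]
bottle_a top [(0.92, [199.8, 110.9], 341, [0.721, 0.356]), (0.52, [481.6, 165.4], 221, [0.592, -0.418])]
dish side [(0.7, [329.1, 351.6], 1212, [0.391, -0.401])]
dish top [(0.88, [483.0, 234.6], 903, [0.403, -0.418])]
```

View pics/t1.png

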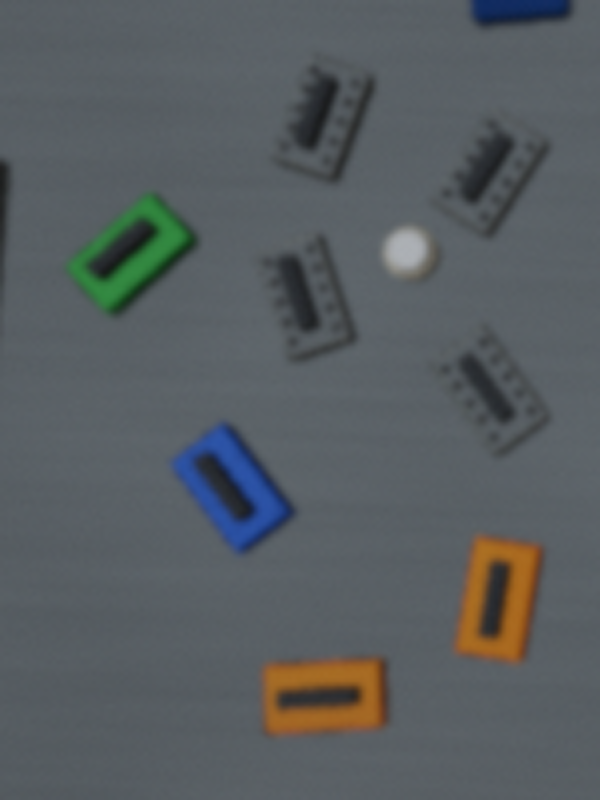

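View pics/t2.png

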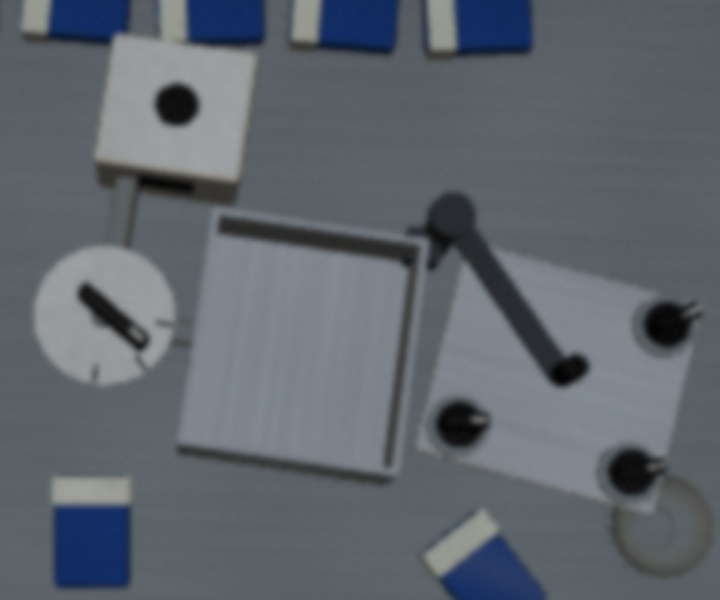

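View pics/s1.png

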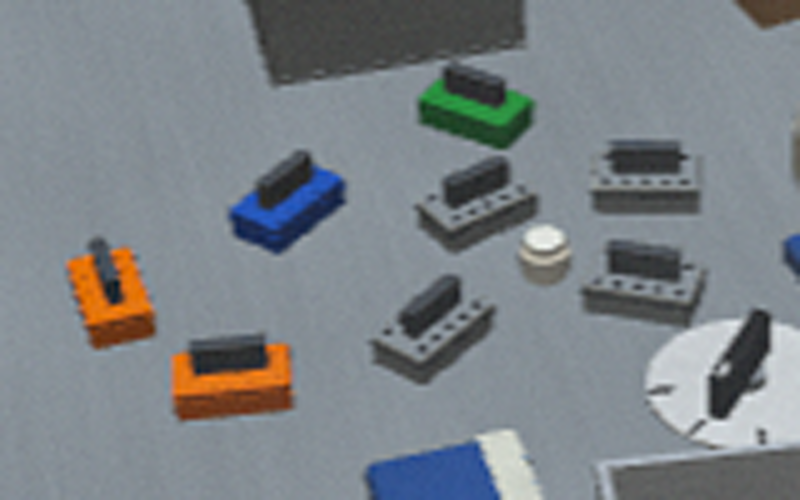

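View pics/s2.png

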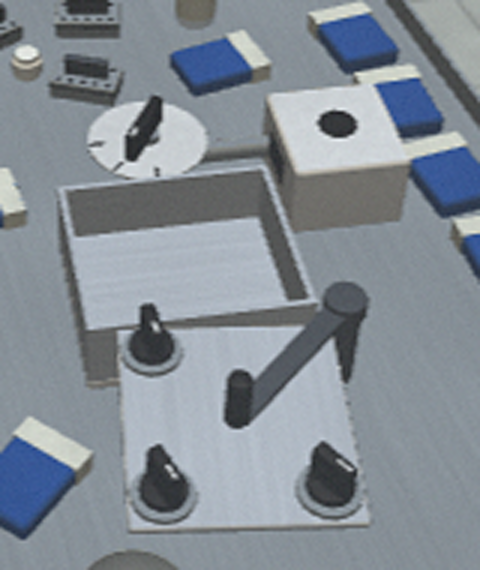

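Run:
```python
from h import *
import pickle
P=pickle.load(open("p0.pkl","rb"))
T=np.array([[217,208],[430,238],[397,480],[176,447]])/3+[260,60]
S=np.array([[268,163],[317,303],[83,330],[57,187]])/3+[290,150]
for n,A in(("top",T),("side",S)):
    q=np.array([ray(P[n],a,.083)[:2] for a in A]); c=q.mean(0)
    print(n,q.round(4).tolist(),c.round(4),[round(float(np.linalg.norm(q[i]-q[(i+1)%4])),4) for i in range(4)],
     "yaw",[round(float(np.degrees(np.arctan2(*(d[::-1])))),2) for d in (q[0]-q[3],q[1]-q[2])],[round(float(np.degrees(np.arctan2(-d[0],d[1]))),2) for d in(q[0]-q[1],q[3]-q[2])])
# tcp check
s=env.observe(); 
for n in P: print(n,proj(P[n],s["position"]))
```

```text
top [[0.6622, -0.0065], [0.6413, -0.1925], [0.4288, -0.1652], [0.4516, 0.0236]] [ 0.546  -0.0851] [0.1872, 0.2142, 0.1902, 0.2128] yaw [-8.12, -7.32] [-6.44, -6.88]
side [[0.6677, -0.0018], [0.6417, -0.1923], [0.4298, -0.1654], [0.4565, 0.0223]] [ 0.5489 -0.0843] [0.1922, 0.2136, 0.1896, 0.2126] yaw [-6.51, -7.22] [-7.79, -8.09]
side [[177.21665771  94.93215642]]
top [[ 70.68666966 335.37033556]]
```

Run:
```python
from h import *
import pickle
P=pickle.load(open("p0.pkl","rb"))
crop(P["top"],262,130,330,200,"v1.png",8)
crop(P["side"],310,170,370,220,"v2.png",12)
crop(P["top"],395,115,505,240,"l1.png",6)
crop(P["side"],325,240,425,330,"l2.png",7)
```

```text
(no output)
```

View pics/v1.png

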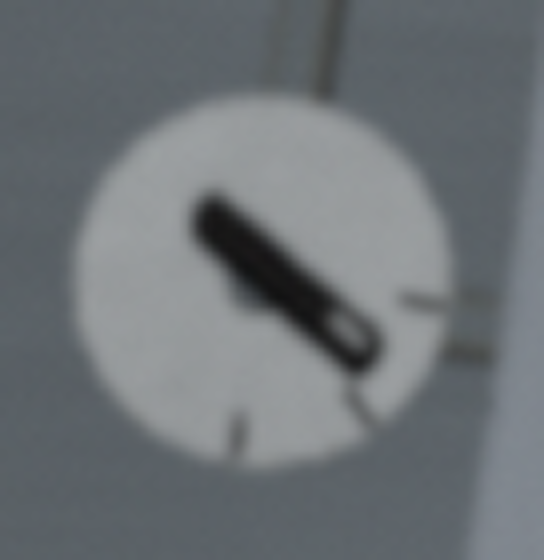

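View pics/v2.png

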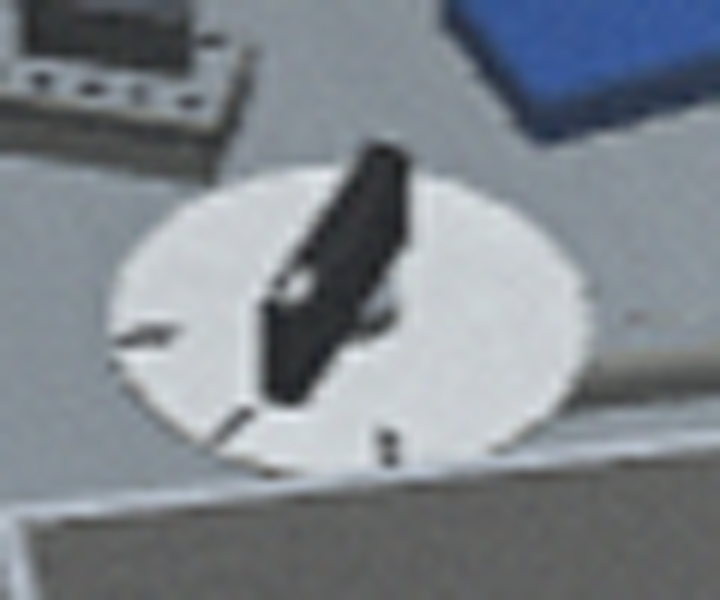

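View pics/l1.png

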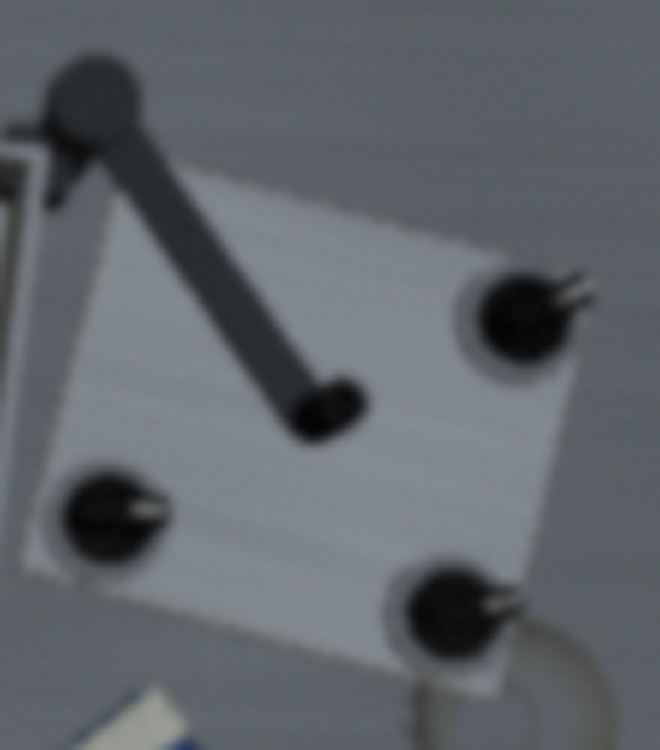

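View pics/l2.png

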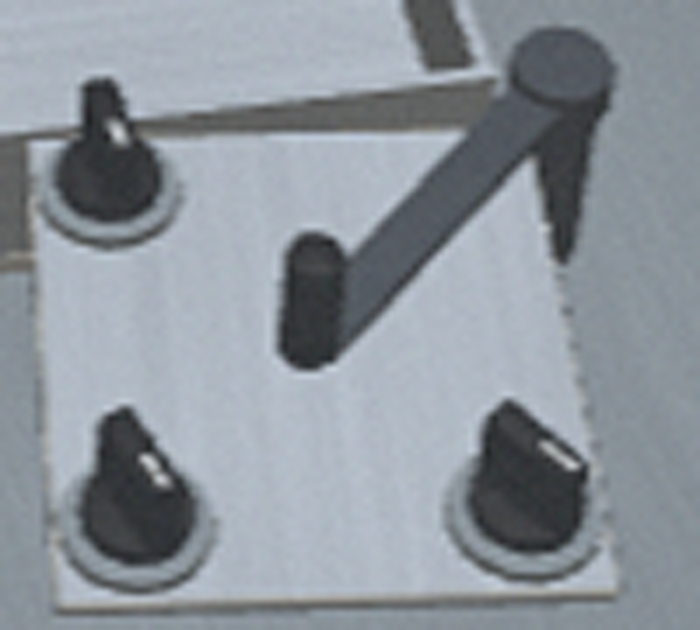

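Run:
```python
from h import *
import pickle
from scipy.optimize import least_squares
P=pickle.load(open("p0.pkl","rb"))
cs=np.array([.547,-.0848]); yw=np.radians(-7.3)
def Rz(a): return np.array([[np.cos(a),-np.sin(a)],[np.sin(a),np.cos(a)]])
# lid: bottom-left = (+x,+y), bottom-right=(-x,+y) corners, top face
L={"top":[[28,570],[497,695]],"side":[[30,145],[57,605],[617,590]]}
BL=ray(P["top"],np.array([28,570])/6+[395,115],.091)[:2];BR=ray(P["top"],np.array([497,695])/6+[395,115],.091)[:2]
s=[ray(P["side"],np.array(a)/7+[325,240],.091)[:2] for a in L["side"]]
print("BL",BL,s[0],"BR",BR,s[1],np.linalg.norm(BL-BR),np.linalg.norm(s[0]-s[1]),"far",s[2],np.linalg.norm(s[1]-s[2]))
for a,b in((BL,BR),(s[0],s[1])):
    d=a-b; y=np.arctan2(d[1],d[0]); m=(a+b)/2; c=m-Rz(y)@[0,.095]; th=y-yw
    # hinge h: c-h = R(th)(cs-h)
    h=np.linalg.solve(np.eye(2)-Rz(th),c-Rz(th)@cs); print("yaw",np.degrees(y),"c",c,"th",th,"hinge",h,"in ster",Rz(-yw)@(h-cs),np.linalg.norm(h-c))
def tri(a,b):
    def f(X): return np.r_[proj(P["top"],X)[0]-a,proj(P["side"],X)[0]-b]
    r=least_squares(f,[.5,0,.1]); return r.x.round(4),r.fun.round(1)
t6=lambda u:np.array(u)/6+[395,115]; s7=lambda u:np.array(u)/7+[325,240]
print("post top",tri(t6([95,98]),s7([567,62])))
print("handle top",tri(t6([345,398]),s7([316,247])))
t8=lambda u:np.array(u)/8+[262,130]; s12=lambda u:np.array(u)/12+[310,170]
print("valve short end top",tri(t8([213,198]),s12([388,150])))
print("valve long end top",tri(t8([372,343]),s12([275,305])))
print("valve white mark",tri(t8([348,330]),s12([297,285])))
print("plate",tri(t8([262,282]),s12([350,320])))
for nm,a,b in(("m1",[235,435],[147,335]),("m2",[362,412],[232,428]),("m3",[425,300],[390,448])): print(nm,tri(t8(a),s12(b)))
# knobs: white line outer ends
for nm,a,b in(("K far(+x-y?) top-right",[590,287],[578,465]),("K near-left",[165,510],[122,138]),("K bottom-right",[518,605],[163,480])): print(nm,tri(t6(a),s7(b)))
```

```text
BL [ 0.45403568 -0.1824301 ] [ 0.45661157 -0.18329801] BR [ 0.40658246 -0.38144562] [ 0.40594886 -0.3822431 ] 0.2045946836680244 0.20529457479865498 far [ 0.58769201 -0.42796109] 0.18740519902053768
yaw 76.58882100188174 c [ 0.52271848 -0.30397194] th 1.4641361320990047 hinge [ 0.65680451 -0.20789599] in ster [ 0.12455563 -0.10814596] 0.1649534859941048
yaw 75.71291461052824 c [ 0.52334199 -0.30621471] th 1.448848681630624 hinge [ 0.66027449 -0.20887457] in ster [ 0.12812182 -0.1086757 ] 0.16800478988350598
post top (array([ 0.6602, -0.2088,  0.1019]), array([ 0.2, -0.8, -0.8,  0.3]))
handle top (array([ 0.5226, -0.303 ,  0.1458]), array([ 0. , -0.3, -0.2,  0.1]))
valve short end top (array([0.5859, 0.1043, 0.1027]), array([-0. ,  0.1,  0.2, -0. ]))
valve long end top (array([0.5399, 0.0523, 0.1042]), array([-0. ,  0.3,  0.3, -0.1]))
valve white mark (array([0.5457, 0.0598, 0.1026]), array([ 0.1, -0.4, -0.4,  0.1]))
plate (array([0.5695, 0.089 , 0.061 ]), array([ 0.1, -0.5, -0.5,  0.1]))
m1 (array([0.5175, 0.0961, 0.0627]), array([ 0. , -0.3, -0.3,  0.1]))
m2 (array([0.527 , 0.0549, 0.0633]), array([ 0.1, -0.5, -0.6,  0.1]))
m3 (array([0.5638, 0.0354, 0.0644]), array([ 0. , -0.2, -0.3,  0.1]))
K far(+x-y?) top-right (array([ 0.5751, -0.4082,  0.1376]), array([ 0.1, -0.7, -0.6,  0.2]))
K near-left (array([ 0.4753, -0.2305,  0.1389]), array([ 0.1, -0.4, -0.4,  0.1]))
K bottom-right (array([ 0.4417, -0.376 ,  0.1372]), array([ 0.1, -0.8, -0.8,  0.2]))
```

```bash
cat >> h.py <<'E'
def wrap(a): return (a+np.pi)%(2*np.pi)-np.pi
def to(pos,yawdeg=None):
    """print totals (in full-scale units) from measured pose; shift first in present tool axes, then after turning"""
    s=env.observe(); R=s["tool_rot"]; y=np.arctan2(R[1,0],R[0,0])
    d=R.T@(np.array(pos)-s["position"])/.02
    print("t %.2f pos %s yaw %.1f open %.4f F %s q6 %.2f | shift units %s"%(s["t"],s["position"].round(4),np.degrees(y),s["opening"],s["force"].round(1),s["q"][5],d.round(2)),end="")
    if yawdeg is not None:
        t=np.radians(yawdeg)-y; Rn=cv2.Rodrigues(np.array([0,0,t]))[0]@R
        print(" | turn units ry %.2f ; shift units after turn %s"%(-t/.08,(Rn.T@(np.array(pos)-s["position"])/.02).round(2)))
    else: print()
E
python3 -c "
from h import *
to([.5695,.087,.23],48.5)"
```

```text
t 1.30 pos [0.1405 0.5576 0.2313] yaw -14.1 open 0.0854 F [-0.5  0.2 -0. ] q6 -0.12 | shift units [ 26.55   0.07 -17.58] | turn units ry -13.67 ; shift units after turn [ -3.41   0.06 -31.66]
```

Request:
{"name": "arm_command", "arguments": {
  "rows": [
    [[0.983,0,-0.65],[0,0,0],0.6],
    [[0.983,0,-0.65],[0,0,0],0.6],
    [[0.983,0,-0.65],[0,0,0],0.6],
    [[0.983,0,-0.65],[0,0,0],0.6],
    [[0.983,0,-0.65],[0,0,0],0.6],
    [[0.983,0,-0.65],[0,0,0],0.6],
    [[0.983,0,-0.65],[0,0,0],0.6],
    [[0.983,0,-0.65],[0,0,0],0.6],
    [[0.983,0,-0.65],[0,0,0],0.6],
    [[0.983,0,-0.65],[0,0,0],0.6],
    [[0.983,0,-0.65],[0,0,0],0.6],
    [[0.983,0,-0.65],[0,0,0],0.6],
    [[0.983,0,-0.65],[0,0,0],0.6],
    [[0.983,0,-0.65],[0,0,0],0.6],
    [[0.983,0,-0.65],[0,0,0],0.6],
    [[0.983,0,-0.65],[0,0,0],0.6],
    [[0.983,0,-0.65],[0,0,0],0.6],
    [[0.983,0,-0.65],[0,0,0],0.6],
    [[0.983,0,-0.65],[0,0,0],0.6],
    [[0.983,0,-0.65],[0,0,0],0.6]
  ],
  "grip_force": 40
}}

```text
t: 2.97
position: [0.459, 0.2085, 0.2314]
tool_rot: [[0.97, 0.0, 0.244], [-0.244, 0.0, 0.97], [0.0, -1.0, 0.0]]
force: [0.6, 0.3, -0.3]
opening: 0.0516
```

```bash
python3 -c "
from h import *
to([.5695,.087,.23],48.5)"
```

```text
t 2.97 pos [0.459  0.2085 0.2314] yaw -14.1 open 0.0516 F [ 0.6  0.3 -0.3] q6 -1.04 | shift units [ 6.84  0.07 -4.54] | turn units ry -13.67 ; shift units after turn [-0.89  0.07 -8.16]
```

Request:
{"name": "arm_command", "arguments": {
  "rows": [
    [[0.977,0,-0.65],[0,0,0],0.5],
    [[0.977,0,-0.65],[0,0,0],0.5],
    [[0.977,0,-0.65],[0,0,0],0.5],
    [[0.977,0,-0.65],[0,0,0],0.5],
    [[0.977,0,-0.65],[0,0,0],0.5],
    [[0.977,0,-0.65],[0,0,0],0.5],
    [[0.977,0,-0.65],[0,0,0],0.5],
    [[0,0,0],[0,-1,0],0.5],
    [[0,0,0],[0,-1,0],0.5],
    [[0,0,0],[0,-1,0],0.5],
    [[0,0,0],[0,-1,0],0.5],
    [[0,0,0],[0,-1,0],0.5],
    [[0,0,0],[0,-1,0],0.5],
    [[0,0,0],[0,-1,0],0.5],
    [[0,0,0],[0,-1,0],0.5],
    [[0,0,0],[0,-1,0],0.5],
    [[0,0,0],[0,-1,0],0.5],
    [[0,0,0],[0,-1,0],0.5],
    [[0,0,0],[0,-1,0],0.5],
    [[0,0,0],[0,-0.67,0],0.5]
  ]
}}

```text
t: 4.63
position: [0.5687, 0.0878, 0.2313]
tool_rot: [[0.718, 0.0, -0.696], [0.696, 0.0, 0.718], [0.0, -1.0, 0.0]]
force: [-0.5, -0.6, 0.6]
opening: 0.0426
```

```bash
python3 -c "
from h import *
to([.5695,.087,.074],48.5)
p=vision.get_image('side'); crop(p,270,100,400,220,'v3.png',6)"
```

```text
t 4.63 pos [0.5687 0.0878 0.2313] yaw 44.1 open 0.0426 F [-0.5 -0.6  0.6] q6 -2.31 | shift units [ 0.    7.87 -0.06] | turn units ry -0.95 ; shift units after turn [-0.    7.87 -0.06]
```

View pics/v3.png

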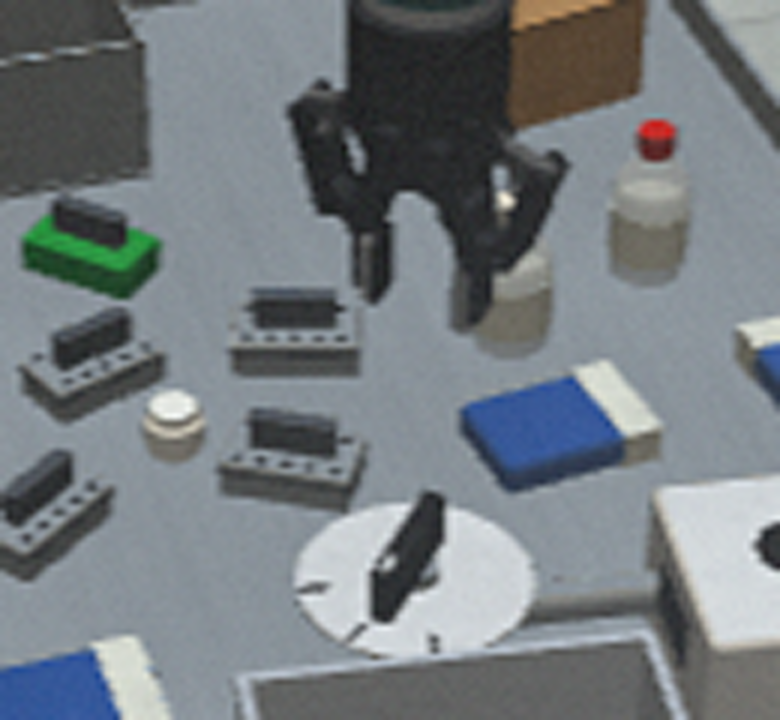

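Request:
{"name": "arm_command", "arguments": {
  "rows": [
    [[0,0.97,0],[0,0,0],0.5],
    [[0,0.97,0],[0,0,0],0.5],
    [[0,0.97,0],[0,0,0],0.5],
    [[0,0.97,0],[0,0,0],0.5],
    [[0,0.97,0],[0,0,0],0.5],
    [[0,0.97,0],[0,0,0],0.5],
    [[0,0.97,0],[0,0,0],0.5],
    [[0,0.97,0],[0,0,0],0.5],
    [[0,0,0],[0,0,0],0.5]
  ]
}}

```text
t: 5.43
position: [0.5658, 0.0877, 0.0725]
tool_rot: [[0.721, -0.008, -0.693], [0.693, -0.0, 0.721], [-0.006, -1.0, 0.005]]
force: [-0.9, -0.1, 0.4]
opening: 0.0426
```

```bash
python3 -c "
from h import *
to([.5695,.087,.074],48.5)
p=vision.get_image('side'); crop(p,290,120,400,220,'v4.png',6)
p=vision.get_image('top'); crop(p,250,120,350,220,'v4t.png',6)"
```

```text
t 5.43 pos [0.5658 0.0877 0.0725] yaw 43.9 open 0.0426 F [-0.9 -0.1  0.4] q6 -2.30 | shift units [ 0.11 -0.08 -0.15] | turn units ry -1.01 ; shift units after turn [ 0.1  -0.08 -0.16]
```

View pics/v4.png

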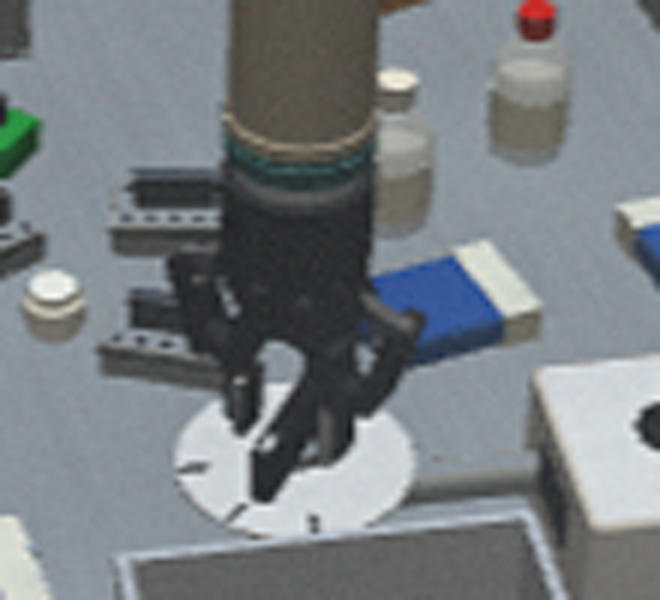

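Request:
{"name": "arm_command", "arguments": {
  "rows": [
    [[0.1,0,-0.15],[0,-0.5,0],0.5],
    [[0,0,0],[0,-0.5,0],0.5],
    [[0,0,0],[0,0,0],0.5]
  ]
}}

```text
t: 5.78
position: [0.5737, 0.087, 0.0779]
tool_rot: [[0.662, 0.003, -0.749], [0.749, 0.0, 0.662], [0.002, -1.0, -0.002]]
force: [0.0, 0.4, 0.0]
opening: 0.0427
```

```bash
python3 -c "
from h import *
to([.5695,.087,.074],48.5); print(env.observe()['tool_rot'].round(3))"
```

```text
t 5.78 pos [0.5737 0.087  0.0779] yaw 48.5 open 0.0427 F [0.  0.4 0. ] q6 -2.39 | shift units [-0.14  0.19  0.16] | turn units ry 0.01 ; shift units after turn [-0.14  0.19  0.16]
[[ 0.662  0.003 -0.749]
 [ 0.749  0.     0.662]
 [ 0.002 -1.    -0.002]]
```

Request:
{"name": "arm_command", "arguments": {
  "rows": [
    [[0,0,0],[0,0,0],0.5],
    [[0,0,0],[0,0,0],0.5],
    [[0,0,0],[0,0,0],0.5]
  ]
}}

```text
t: 6.03
position: [0.5725, 0.0871, 0.0768]
tool_rot: [[0.663, 0.001, -0.749], [0.749, 0.0, 0.663], [0.001, -1.0, -0.001]]
force: [-0.0, 0.1, -0.2]
opening: 0.0426
```

```bash
python3 -c "
from h import *
to([.5695,.087,.074],48.5); print(env.observe()['qvel'].round(3))"
```

```text
t 6.03 pos [0.5725 0.0871 0.0768] yaw 48.5 open 0.0426 F [-0.   0.1 -0.2] q6 -2.39 | shift units [-0.1   0.14  0.11] | turn units ry -0.00 ; shift units after turn [-0.1   0.14  0.11]
[-0.     0.004  0.004  0.    -0.002 -0.004]
```

Request:
{"name": "arm_command", "arguments": {
  "rows": [
    [[-0.1,0.1,0.11],[0,0,0],0.5],
    [[0,0,0],[0,0,0],0.5],
    [[0,0,0],[0,0,0],0.1],
    [[0,0,0],[0,0,0],0],
    [[0,0,0],[0,0,0],0],
    [[0,0,0],[0,0,0],0],
    [[0,0,0],[0,0,0],0],
    [[0,0,0],[0,0,0],0]
  ],
  "grip_force": 50
}}

```text
t: 6.7
position: [0.5691, 0.087, 0.0742]
tool_rot: [[0.662, -0.0, -0.749], [0.749, 0.0, 0.662], [0.0, -1.0, 0.0]]
force: [-1.4, -0.4, 1.7]
opening: 0.0131
```

```bash
python3 -c "
from h import *
to([.5695,.087,.074],-8); print(env.observe()['moment'].round(3))"
```

```text
t 6.70 pos [0.5691 0.087  0.0742] yaw 48.5 open 0.0131 F [-1.4 -0.4  1.7] q6 -2.39 | shift units [ 0.01  0.01 -0.02] | turn units ry 12.33 ; shift units after turn [0.02 0.01 0.  ]
[ 0.023  0.181 -0.089]
```

Request:
{"name": "arm_command", "arguments": {
  "rows": [
    [[0,0,0],[0,0.7,0],0],
    [[0,0,0],[0,0.7,0],0],
    [[0,0,0],[0,0.7,0],0],
    [[0,0,0],[0,0.7,0],0],
    [[0,0,0],[0,0.7,0],0],
    [[0,0,0],[0,0.7,0],0],
    [[0,0,0],[0,0.7,0],0],
    [[0,0,0],[0,0.7,0],0],
    [[0,0,0],[0,0.7,0],0],
    [[0,0,0],[0,0.7,0],0],
    [[0,0,0],[0,0.7,0],0],
    [[0,0,0],[0,0.7,0],0],
    [[0,0,0],[0,0.7,0],0],
    [[0,0,0],[0,0.7,0],0],
    [[0,0,0],[0,0.7,0],0],
    [[0,0,0],[0,0.7,0],0],
    [[0,0,0],[0,0.7,0],0],
    [[0,0,0],[0,0,0],0],
    [[0,0,0],[0,0,0],0]
  ]
}}

```text
t: 8.28
position: [0.5689, 0.0876, 0.0742]
tool_rot: [[0.995, -0.001, 0.104], [-0.104, 0.001, 0.995], [-0.001, -1.0, 0.001]]
force: [-2.7, 3.2, 2.4]
opening: 0.0131
```

```bash
python3 -c "
from h import *
to([.5695,.087,.074],-8); print(env.observe()['moment'].round(3))
p=vision.get_image('side'); crop(p,290,120,400,220,'v5.png',6)"
```

```text
t 8.28 pos [0.5689 0.0876 0.0742] yaw -6.0 open 0.0131 F [-2.7  3.2  2.4] q6 -1.44 | shift units [ 0.03  0.01 -0.03] | turn units ry 0.44 ; shift units after turn [ 0.04  0.01 -0.02]
[ 0.361  0.266 -0.128]
```

View pics/v5.png

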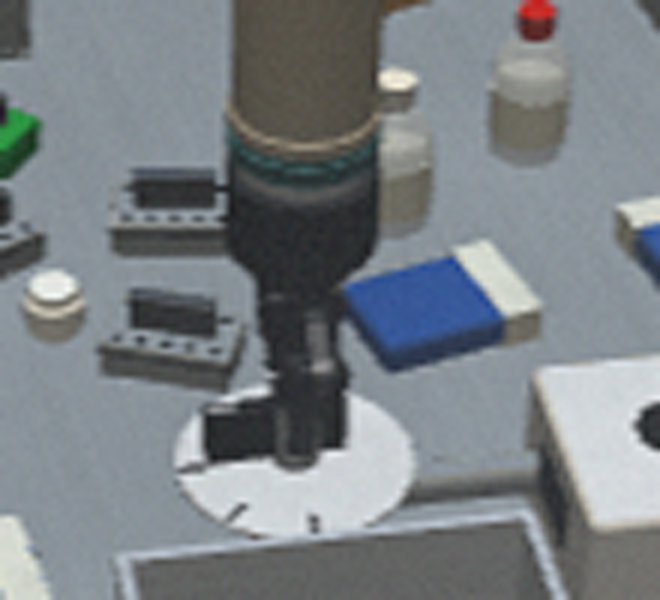

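Request:
{"name": "arm_command", "arguments": {
  "rows": [
    [[0,0,0],[0,0.3,0],0],
    [[0,0,0],[0,0.3,0],0],
    [[0,0,0],[0,0.3,0],0],
    [[0,0,0],[0,0,0],0],
    [[0,0,0],[0,0,0],0]
  ]
}}

```text
t: 8.75
position: [0.5688, 0.0875, 0.0742]
tool_rot: [[0.985, -0.0, 0.173], [-0.173, 0.0, 0.985], [-0.0, -1.0, 0.0]]
force: [-2.5, 5.1, 4.3]
opening: 0.013
```

```bash
python3 -c "
from h import *
to([.5695,.087,.074],-8); print(env.observe()['moment'].round(3),env.observe()['joint_torque'].round(2))"
```

```text
t 8.75 pos [0.5688 0.0875 0.0742] yaw -9.9 open 0.0130 F [-2.5  5.1  4.3] q6 -1.37 | shift units [ 0.04  0.01 -0.02] | turn units ry -0.43 ; shift units after turn [ 0.04  0.01 -0.02]
[0.756 0.355 1.274] [ -4.3  -42.53 -20.22  -0.78  -0.85   1.31]
```

Request:
{"name": "arm_command", "arguments": {
  "rows": [
    [[0,0,0],[0,0,0],0.5],
    [[0,0,0],[0,0,0],0.5],
    [[0,0,0],[0,0,0],0.5],
    [[0,0,0],[0,0,0],0.5],
    [[0,-1,0],[0,0,0],0.5],
    [[0,-1,0],[0,0,0],0.5],
    [[0,-1,0],[0,0,0],0.5],
    [[0,-1,0],[0,0,0],0.5],
    [[0,-1,0],[0,0,0],0.5],
    [[0,-1,0],[0,0,0],0.5],
    [[0,-1,0],[0,0,0],0.5],
    [[0,-1,0],[0,0,0],0.5]
  ]
}}

```text
t: 9.75
position: [0.5693, 0.0865, 0.2351]
tool_rot: [[0.984, 0.0, 0.177], [-0.177, -0.0, 0.984], [0.001, -1.0, -0.0]]
force: [-0.1, 0.1, 0.8]
opening: 0.0427
```

```bash
cat >> h.py <<'E'
from scipy.optimize import minimize
def cas_pts(x,y,yaw,z0):
    c,s=np.cos(yaw),np.sin(yaw); out=[]
    for lx,ly,zs in((38,22,(0,24)),(25,6,(24,46))):
        b=[]
        for z in zs:
            for a,bb in((1,1),(1,-1),(-1,1),(-1,-1)):
                X=a*lx*1e-3;Y=bb*ly*1e-3; b.append([x+c*X-s*Y,y+s*X+c*Y,z0+z*1e-3])
        out.append(np.array(b))
    return out
def render(p,pts,s=4,o=(0,0),size=(100,100)):
    m=np.zeros((size[1]*s,size[0]*s),np.uint8)
    for b in pts:
        u=(proj(p,b)-o+0.5)*s-0.5
        cv2.fillConvexPoly(m,cv2.convexHull(u.round().astype(np.int32)),1)
    return m
def fit_cas(obs,z0=0.0,guess=None):
    """obs: list of (picture,mask). returns x,y,yaw,IoU"""
    pre=[]
    for p,m in obs:
        ys,xs=np.nonzero(m); o=(xs.min()-12,ys.min()-12); sz=(xs.max()-xs.min()+24,ys.max()-ys.min()+24)
        M=np.zeros((sz[1],sz[0]),np.float32); 
        M[ys-o[1],xs-o[0]]=1
        pre.append((p,cv2.resize(M,None,fx=4,fy=4,interpolation=cv2.INTER_LINEAR)>.5,o,sz))
    if guess is None:
        g=np.mean([ray(p,[np.nonzero(m)[1].mean(),np.nonzero(m)[0].mean()],z0+.018)[:2] for p,m in obs],0)
    else: g=guess
    def cost(v):
        J=0
        for p,M,o,sz in pre:
            r=render(p,cas_pts(v[0],v[1],v[2],z0),4,o,sz)>0
            J+=1-(r&M).sum()/max(1,(r|M).sum())
        return J/len(pre)
    best=min((( cost([g[0],g[1],a]),a) for a in np.arange(0,np.pi,np.pi/18)))
    r=None
    for a in(best[1],best[1]+.15,best[1]-.15):
        q=minimize(cost,[g[0],g[1],a],method="Nelder-Mead",options=dict(initial_simplex=[[g[0],g[1],a],[g[0]+.008,g[1],a],[g[0],g[1]+.008,a],[g[0],g[1],a+.2]],xatol=1e-4,fatol=1e-4))
        if r is None or q.fun<r.fun: r=q
    return r.x,1-r.fun
def steel(p,m):
    px=p["img"][m].astype(float); return np.median(px.max(1)-px.min(1))
def find_cas(pics,z0=0.0):
    C={}
    for p in pics:
        n=p["name"]; C[n]=[]
        for d in finder.masks_of("cassette_a",p):
            if d["p"]<.3: continue
            sat=steel(p,d["pixels"])
            if sat>45: continue
            C[n].append((ray(p,d["centre"],z0+.018)[:2],d["pixels"],d["p"]))
    return C
def getpics():
    P={}
    for n in("side","top"):
        p=vision.get_image(n); p["name"]=n; P[n]=p
    return P
E
python3 - <<'E'
from h import *
P=getpics(); C=find_cas(P.values())
for n in C: print(n,[(c[0].round(3).tolist(),int(c[1].sum()),round(c[2],2)) for c in C[n]])
for c in C["top"]:
    obs=[(P["top"],c[1])]
    k=[d for d in C["side"] if np.linalg.norm(d[0]-c[0])<.03]
    for o in (obs,[(P["side"],k[0][1])] if k else None,obs+[(P["side"],k[0][1])] if k else None):
        if o: v,q=fit_cas(o); print(len(o),v[:2].round(4),"yaw %.1f IoU %.3f"%(np.degrees(v[2])%180,q))
crop(P["side"],190,110,400,240,"a1.png",4)
crop(P["top"],130,120,350,260,"a2.png",4)
to([.55,.25,.2])
E
```

```text
side [([0.588, 0.382], 283, 0.73), ([0.462, 0.38], 288, 0.72), ([0.576, 0.17], 271, 0.69), ([0.492, 0.508], 265, 0.66), ([0.554, 0.265], 331, 0.56), ([0.394, 0.254], 317, 0.51), ([0.401, -0.398], 1191, 0.37)]
top [([0.46, 0.374], 533, 0.94), ([0.403, 0.247], 490, 0.79), ([0.551, 0.262], 476, 0.77), ([0.571, 0.091], 202, 0.53)]
1 [0.4649 0.3781] yaw 22.9 IoU 0.954
1 [0.4619 0.3814] yaw 21.6 IoU 0.889
2 [0.4642 0.3783] yaw 22.6 IoU 0.899
1 [0.4059 0.2505] yaw 37.0 IoU 0.932
1 [0.4022 0.2536] yaw 41.6 IoU 0.916
2 [0.4044 0.2509] yaw 37.1 IoU 0.893
1 [0.5524 0.2591] yaw 147.3 IoU 0.910
1 [0.5526 0.2605] yaw 151.6 IoU 0.922
2 [0.5525 0.2601] yaw 150.3 IoU 0.911
1 [0.5748 0.0934] yaw 11.0 IoU 0.417
t 9.95 pos [0.5693 0.0866 0.234 ] yaw -10.2 open 0.0427 F [-0.1  0.9 -0.5] q6 -1.36 | shift units [-2.4   1.7   7.87]
```

View pics/a1.png

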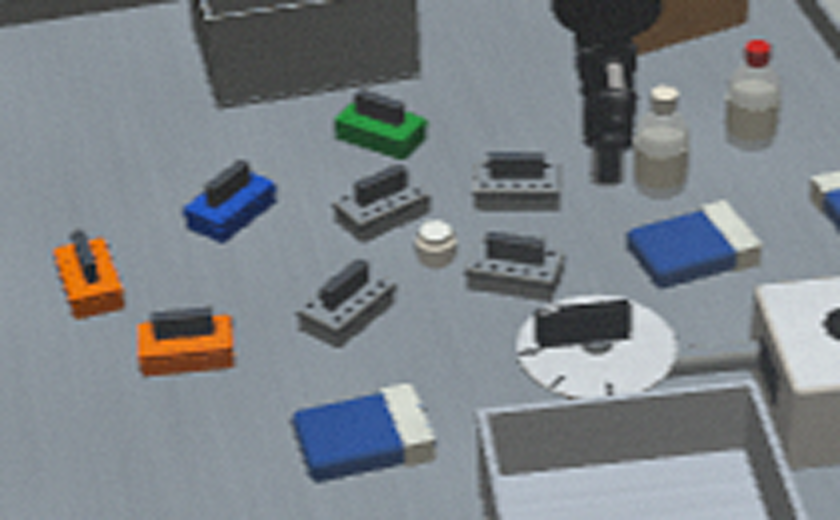

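View pics/a2.png

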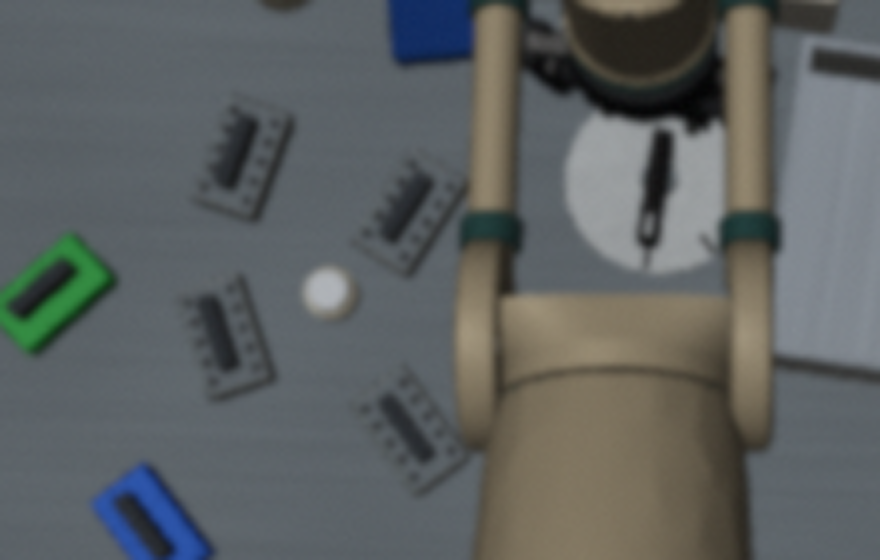

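Run:
```python
from h import *
import pickle
P=pickle.load(open("p0.pkl","rb"))
P2=getpics()
d=[d for d in find_cas([dict(P2["side"])]).get("side") if abs(d[0][0]-.588)<.03 and abs(d[0][1]-.382)<.03]
for q in d: v,i=fit_cas([(P2["side"],q[1])]); print("D side",v.round(4),np.degrees(v[2])%180,i)
to([.5525,.2598,.13],-31.5)
```

```text
D side [0.5852 0.3771 2.8754] 164.75071909413967 0.8910295003010235
t 10.10 pos [0.5684 0.0868 0.2325] yaw -10.2 open 0.0428 F [-0.1 -0.  -0.5] q6 -1.36 | shift units [-2.29  5.12  8.38] | turn units ry 4.65 ; shift units after turn [-5.18  5.13  6.96]
```

Request:
{"name": "arm_command", "arguments": {
  "rows": [
    [[-0.25,0.2,0.93],[0,0,0],0.5],
    [[-0.25,0.3,0.93],[0,0,0],0.5],
    [[-0.25,0.5,0.93],[0,0,0],0.5],
    [[-0.25,0.7,0.93],[0,0,0],0.5],
    [[-0.25,0.7,0.93],[0,0,0],0.5],
    [[-0.25,0.7,0.93],[0,0,0],0.5],
    [[-0.25,0.7,0.93],[0,0,0],0.5],
    [[-0.25,0.7,0.93],[0,0,0],0.5],
    [[-0.25,0.6,0.93],[0,0,0],0.5],
    [[0,0,0],[0,0.93,0],0.5],
    [[0,0,0],[0,0.93,0],0.5],
    [[0,0,0],[0,0.93,0],0.5],
    [[0,0,0],[0,0.93,0],0.5],
    [[0,0,0],[0,0.93,0],0.5],
    [[0,0,0],[0,0,0],0.5],
    [[0,0,0],[0,0,0],0.5],
    [[0,0,0],[0,0,0],0.5]
  ]
}}

```text
t: 11.52
position: [0.5541, 0.2595, 0.1314]
tool_rot: [[0.854, -0.001, 0.521], [-0.521, -0.0, 0.854], [-0.001, -1.0, -0.001]]
force: [-0.9, -0.2, 0.2]
opening: 0.0426
```

Run:
```python
from h import *
to([.5525,.2598,.026],-31.5)
P=getpics(); crop(P["side"],270,110,370,200,"b1.png",7)
crop(P["top"],180,110,280,220,"b2.png",6)
C=find_cas(P.values())
for n in C:
  for c in C[n]:
    if np.linalg.norm(c[0]-[.5525,.26])<.03: v,q=fit_cas([(P[n],c[1])]); print(n,v.round(4),np.degrees(v[2])%180,q)
```

```text
t 11.52 pos [0.5541 0.2595 0.1314] yaw -31.4 open 0.0426 F [-0.9 -0.2  0.2] q6 -0.70 | shift units [-0.07  5.27 -0.02] | turn units ry 0.03 ; shift units after turn [-0.07  5.27 -0.02]
side [0.5521 0.2617 2.6135] 149.74477809517498 0.9346006278339728
```

View pics/b1.png

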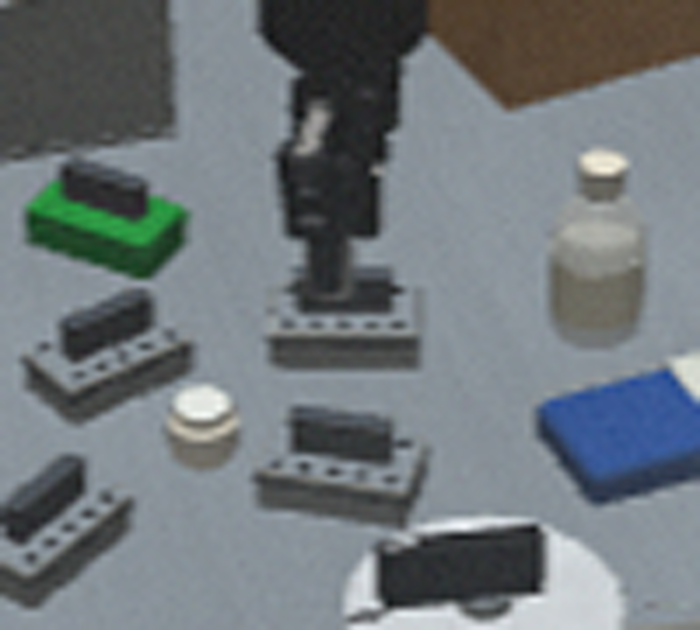

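Request:
{"name": "arm_command", "arguments": {
  "rows": [
    [[-0.05,0.9,0],[0,0,0],0.5],
    [[0,0.9,0],[0,0,0],0.5],
    [[0,0.9,0],[0,0,0],0.5],
    [[0,0.9,0],[0,0,0],0.5],
    [[0,0.8,0],[0,0,0],0.5],
    [[0,0.5,0],[0,0,0],0.5],
    [[0,0.3,0],[0,0,0],0.5],
    [[0,0,0],[0,0,0],0.5],
    [[0,0,0],[0,0,0],0.5],
    [[0,0,0],[0,0,0],0.5]
  ]
}}

```text
t: 12.55
position: [0.5544, 0.2605, 0.0291]
tool_rot: [[0.853, 0.002, 0.522], [-0.522, 0.001, 0.853], [0.001, -1.0, 0.002]]
force: [-0.7, 0.6, -0.4]
opening: 0.043
```

Run:
```python
from h import *
to([.5525,.2598,.026],-31.5)
P=getpics(); crop(P["side"],270,110,370,200,"b3.png",7)
```

```text
t 12.55 pos [0.5544 0.2605 0.0291] yaw -31.5 open 0.0430 F [-0.7  0.6 -0.4] q6 -0.70 | shift units [-0.06  0.15 -0.08] | turn units ry 0.01 ; shift units after turn [-0.06  0.15 -0.08]
```

View pics/b3.png

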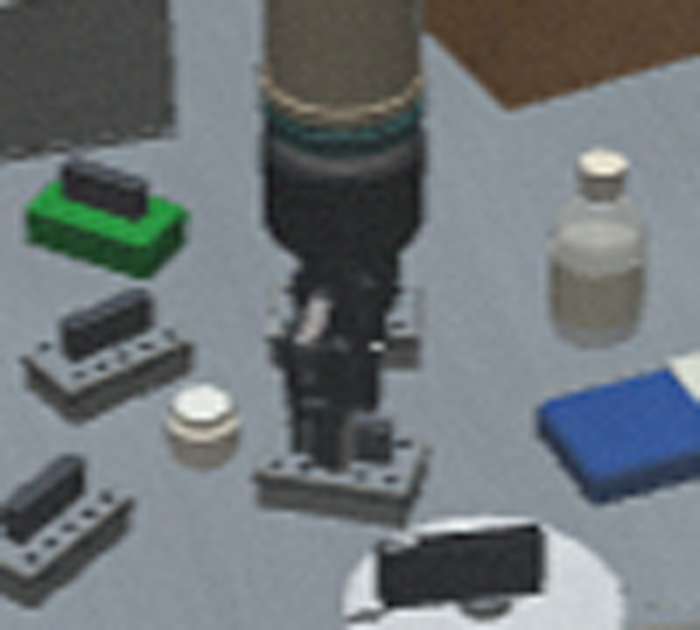

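Request:
{"name": "arm_command", "arguments": {
  "rows": [
    [[0,0.1,0],[0,0,0],0.3],
    [[0,0,0],[0,0,0],0],
    [[0,0,0],[0,0,0],0],
    [[0,0,0],[0,0,0],0],
    [[0,0,0],[0,0,0],0],
    [[0,0,0],[0,0,0],0],
    [[0,0,0],[0,0,0],0],
    [[0,-0.4,0],[0,0,0],0],
    [[0,-0.8,0],[0,0,0],0],
    [[0,-1,0],[0,0,0],0],
    [[0,-1,0],[0,0,0],0],
    [[0,-1,0],[0,0,0],0],
    [[0,-1,0],[0,0,0],0],
    [[0,-1,0],[0,0,0],0],
    [[0,-1,0],[0,0,0],0],
    [[0,0,0],[0,0,0],0],
    [[0,0,0],[0,0,0],0]
  ],
  "grip_force": 70
}}

```text
t: 14.07
position: [0.5541, 0.2604, 0.1708]
tool_rot: [[0.853, 0.002, 0.522], [-0.522, 0.001, 0.853], [0.001, -1.0, 0.002]]
force: [-0.3, -0.5, -1.6]
opening: 0.0113
```

Run:
```python
from h import *
c,s=np.cos(np.radians(-7.5)),np.sin(np.radians(-7.5))
for l in((.045,.042),(.045,-.042),(-.045,.042),(-.045,-.042)): print(l,(.547+c*l[0]-s*l[1]).round(4),(-.085+s*l[0]+c*l[1]).round(4))
P=getpics(); crop(P["side"],270,80,370,200,"b4.png",6)
to([.586,-.0492,.16],-7.5)
```

```text
(0.045, 0.042) 0.5971 -0.0492
(0.045, -0.042) 0.5861 -0.1325
(-0.045, 0.042) 0.5079 -0.0375
(-0.045, -0.042) 0.4969 -0.1208
t 14.17 pos [0.5526 0.2599 0.1686] yaw -31.5 open 0.0109 F [-0.  -0.4 -3.1] q6 -0.70 | shift units [  9.49   0.44 -12.31] | turn units ry -5.23 ; shift units after turn [  3.67   0.45 -15.1 ]
```

View pics/b4.png

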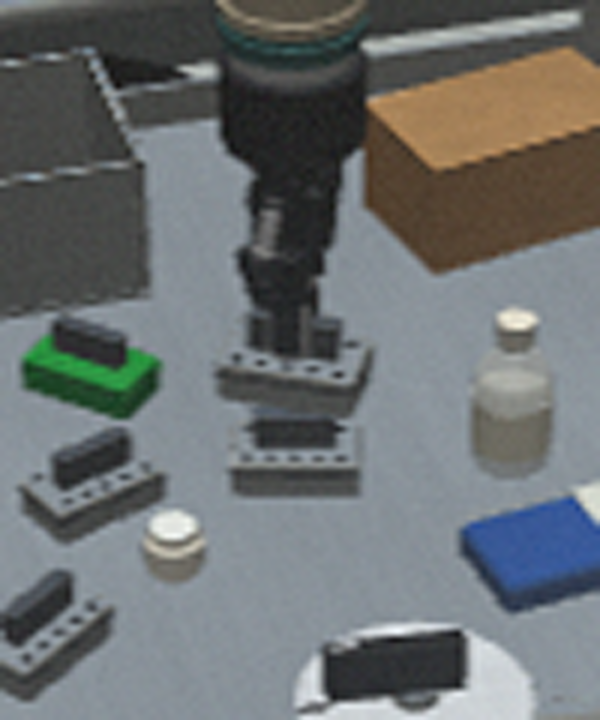

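Request:
{"name": "arm_command", "arguments": {
  "rows": [
    [[0,0,0],[0,-0.87,0],0],
    [[0,0,0],[0,-0.87,0],0],
    [[0,0,0],[0,-0.87,0],0],
    [[0,0,0],[0,-0.87,0],0],
    [[0,0,0],[0,-0.87,0],0],
    [[0,0,0],[0,-0.87,0],0],
    [[0.21,0,-0.96],[0,0,0],0],
    [[0.21,0,-0.96],[0,0,0],0],
    [[0.21,0,-0.96],[0,0,0],0],
    [[0.21,0,-0.96],[0,0,0],0],
    [[0.21,0,-0.96],[0,0,0],0],
    [[0.21,0,-0.96],[0,0,0],0],
    [[0.21,0,-0.96],[0,0,0],0],
    [[0.21,0,-0.96],[0,0,0],0],
    [[0.21,0,-0.96],[0,0,0],0],
    [[0.21,0,-0.96],[0,0,0],0],
    [[0.21,0,-0.96],[0,0,0],0],
    [[0.21,0,-0.96],[0,0,0],0],
    [[0.21,0,-0.96],[0,0,0],0],
    [[0.21,0,-0.96],[0,0,0],0]
  ]
}}

```text
t: 15.83
position: [0.5754, -0.0148, 0.1679]
tool_rot: [[0.991, -0.004, 0.131], [-0.131, 0.001, 0.991], [-0.004, -1.0, 0.0]]
force: [0.9, 0.5, -1.9]
opening: 0.0109
```

Request:
{"name": "arm_command", "arguments": {
  "rows": [
    [[0.21,0,-0.96],[0,0,0],0],
    [[0.21,0,-0.96],[0,0,0],0],
    [[0.21,0,-0.96],[0,0,0],0],
    [[0.21,0,-0.96],[0,0,0],0],
    [[0.21,0,-0.96],[0,0,0],0],
    [[0.21,0,-0.96],[0,0,0],0],
    [[0,0,0],[0,0,0],0],
    [[0,0,0],[0,0,0],0],
    [[0,0,0],[0,0,0],0]
  ]
}}

```text
t: 16.58
position: [0.5856, -0.1308, 0.1686]
tool_rot: [[0.991, -0.003, 0.132], [-0.132, 0.002, 0.991], [-0.003, -1.0, 0.001]]
force: [-0.1, -0.9, -0.7]
opening: 0.0102
```

Run:
```python
from h import *
P=getpics(); crop(P["side"],300,160,420,280,"b5.png",6)
to([.5861,-.1325,.046],-7.5)
```

```text
t 16.68 pos [ 0.5859 -0.1304  0.1693] yaw -7.5 open 0.0104 F [ 0.7  0.2 -0.7] q6 -1.78 | shift units [ 0.03  6.16 -0.11] | turn units ry 0.00 ; shift units after turn [ 0.03  6.16 -0.11]
```

View pics/b5.png

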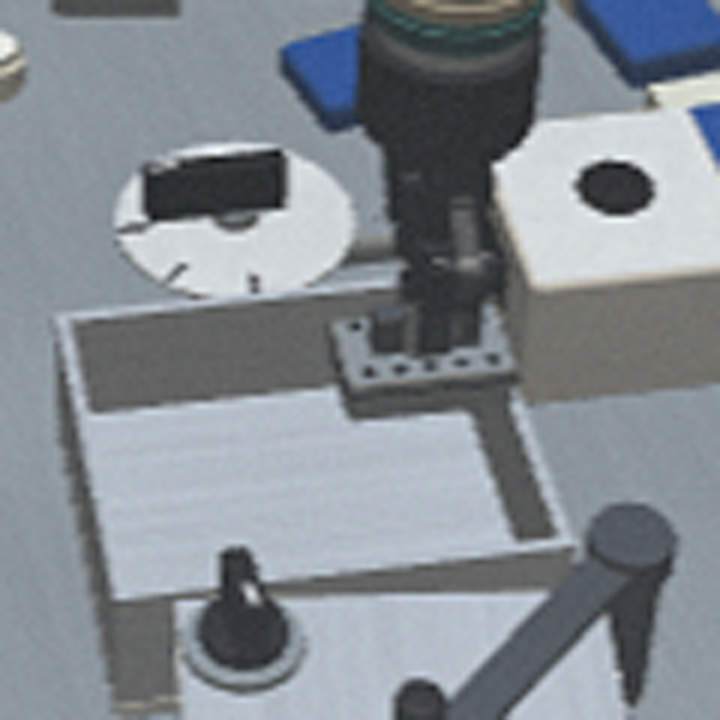

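Request:
{"name": "arm_command", "arguments": {
  "rows": [
    [[0,0.9,-0.1],[0,0,0],0],
    [[0,0.9,0],[0,0,0],0],
    [[0,0.9,0],[0,0,0],0],
    [[0,0.9,0],[0,0,0],0],
    [[0,0.9,0],[0,0,0],0],
    [[0,0.8,0],[0,0,0],0],
    [[0,0.5,0],[0,0,0],0],
    [[0,0.3,0],[0,0,0],0],
    [[0,0,0],[0,0,0],0],
    [[0,0,0],[0,0,0],0],
    [[0,0,0],[0,0,0],0]
  ]
}}

```text
t: 17.6
position: [0.5871, -0.1336, 0.0491]
tool_rot: [[0.991, 0.002, 0.131], [-0.131, -0.001, 0.991], [0.002, -1.0, -0.0]]
force: [1.1, 0.2, -1.5]
opening: 0.0104
```

Run:
```python
from h import *
P=getpics(); crop(P["side"],300,160,420,280,"b6.png",6)
to([.5861,-.1325,.0445],-7.5)
```

```text
t 17.70 pos [ 0.587  -0.1337  0.0492] yaw -7.5 open 0.0103 F [ 0.5 -0.2 -2.6] q6 -1.78 | shift units [-0.05  0.23  0.05] | turn units ry -0.01 ; shift units after turn [-0.05  0.23  0.05]
```

View pics/b6.png

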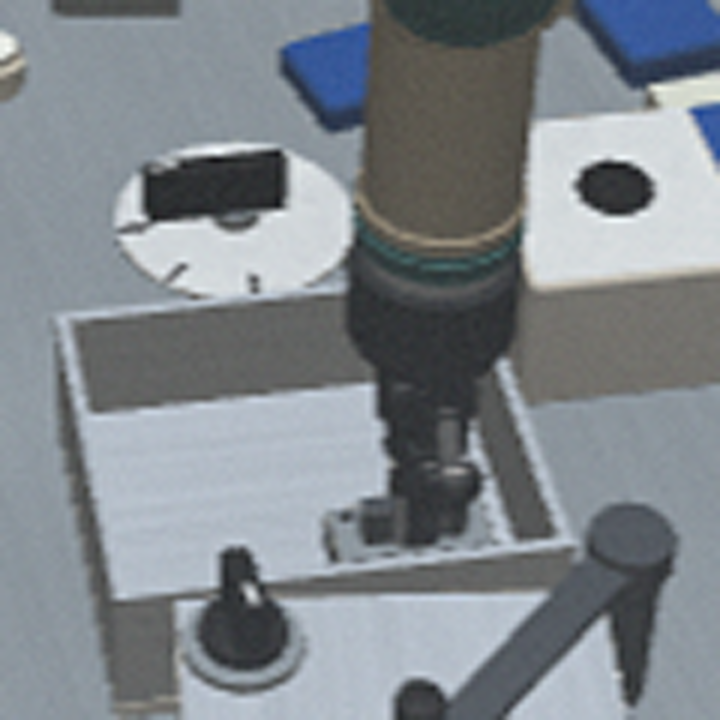

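Request:
{"name": "arm_command", "arguments": {
  "rows": [
    [[0,0.12,0],[0,0,0],0],
    [[0,0.08,0],[0,0,0],0],
    [[0,0,0],[0,0,0],0],
    [[0,0,0],[0,0,0],0.2],
    [[0,0,0],[0,0,0],0.4],
    [[0,0,0],[0,0,0],0.4],
    [[0,-0.3,0],[0,0,0],0.4],
    [[0,-0.7,0],[0,0,0],0.4],
    [[0,-1,0],[0,0,0],0.4],
    [[0,-1,0],[0,0,0],0.4],
    [[0,-1,0],[0,0,0],0.4],
    [[0,-1,0],[0,0,0],0.4],
    [[0,-1,0],[0,0,0],0.4],
    [[0,-1,0],[0,0,0],0.4]
  ]
}}

```text
t: 18.87
position: [0.586, -0.1334, 0.1856]
tool_rot: [[0.991, 0.0, 0.131], [-0.131, -0.0, 0.991], [0.0, -1.0, 0.0]]
force: [1.1, 0.1, -0.0]
opening: 0.034
```

Run:
```python
from h import *
P=getpics(); crop(P["side"],240,120,420,280,"b7.png",4); crop(P["top"],130,110,300,270,"b8.png",4)
C=find_cas(P.values())
for n in C:
  for c in C[n]:
    if c[0][0]<.45 and c[0][1]<0: continue
    z=.018 if c[0][1]<0 else 0
    v,q=fit_cas([(P[n],c[1])],z); print(n,v[:2].round(4),round(np.degrees(v[2])%180,1),round(q,3),int(c[1].sum()))
to([.588,.379,.13],-18)
```

```text
side [0.4035 0.2524] 38.7 0.935 331
side [0.5814 0.3706] 162.2 0.872 276
side [0.488 0.5  ] 131.3 0.853 253
side [ 0.5877 -0.1135] 25.8 0.466 222
side [0.4616 0.3811] 25.1 0.895 289
top [0.4644 0.3776] 22.5 0.938 515
top [ 0.5974 -0.1381] 161.3 0.607 307
top [0.4052 0.251 ] 37.9 0.966 517
top [0.5867 0.3738] 161.3 0.913 494
t 19.07 pos [ 0.5862 -0.1335  0.1845] yaw -7.5 open 0.0343 F [-0.   0.2 -0.6] q6 -1.78 | shift units [-3.28  2.72 25.41] | turn units ry 2.28 ; shift units after turn [-7.84  2.71 24.4 ]
```

View pics/b7.png

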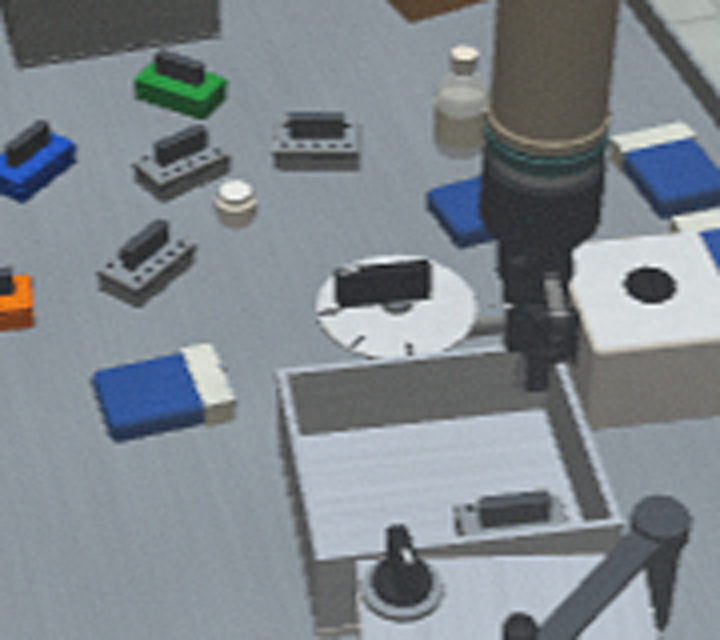

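View pics/b8.png

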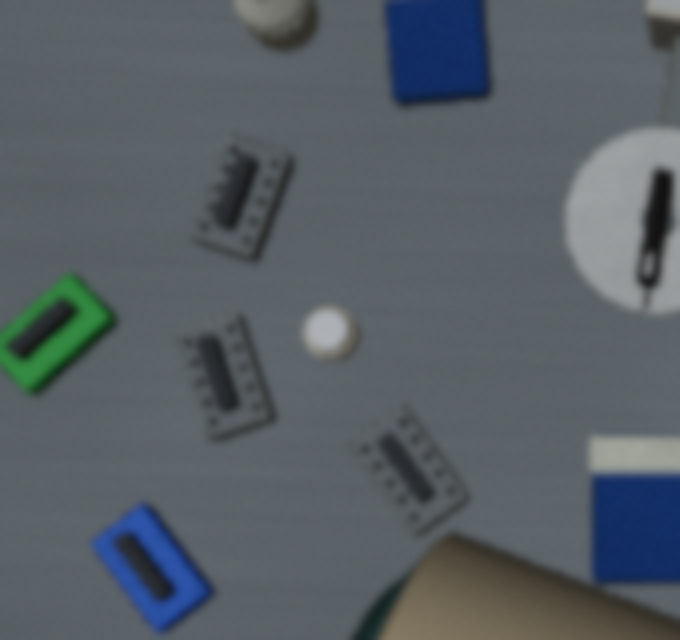

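Request:
{"name": "arm_command", "arguments": {
  "rows": [
    [[-0.13,0,0.97],[0,0,0],0.5],
    [[-0.13,0,0.97],[0,0,0],0.5],
    [[-0.13,0,0.97],[0,0,0],0.5],
    [[-0.13,0,0.97],[0,0,0],0.5],
    [[-0.13,0,0.97],[0,0,0],0.5],
    [[-0.13,0,0.97],[0,0,0],0.5],
    [[-0.13,0,0.97],[0,0,0],0.5],
    [[-0.13,0,0.97],[0,0,0],0.5],
    [[-0.13,0,0.97],[0,0,0],0.5],
    [[-0.13,0,0.97],[0,0,0],0.5],
    [[-0.13,0,0.97],[0,0,0],0.5],
    [[-0.13,0,0.97],[0,0,0],0.5],
    [[-0.13,0,0.97],[0,0,0],0.5],
    [[-0.13,0,0.97],[0,0,0],0.5],
    [[-0.13,0,0.97],[0,0,0],0.5],
    [[-0.13,0,0.97],[0,0,0],0.5],
    [[-0.13,0,0.97],[0,0,0],0.5],
    [[-0.13,0,0.97],[0,0,0],0.5],
    [[-0.13,0.2,0.97],[0,0,0],0.5],
    [[-0.13,0.3,0.97],[0,0,0],0.5]
  ]
}}

```text
t: 20.73
position: [0.5848, 0.2588, 0.1726]
tool_rot: [[0.991, -0.002, 0.131], [-0.131, -0.001, 0.991], [-0.002, -1.0, -0.001]]
force: [-0.0, 1.2, -0.9]
opening: 0.0426
```

Request:
{"name": "arm_command", "arguments": {
  "rows": [
    [[-0.13,0.4,0.97],[0,0,0],0.5],
    [[-0.13,0.4,0.97],[0,0,0],0.5],
    [[-0.13,0.4,0.97],[0,0,0],0.5],
    [[-0.13,0.4,0.97],[0,0,0],0.5],
    [[-0.13,0.4,0.97],[0,0,0],0.5],
    [[-0.13,0.2,0.85],[0,0,0],0.5],
    [[0,0,0],[0,0.8,0],0.5],
    [[0,0,0],[0,0.8,0],0.5],
    [[0,0,0],[0,0.8,0],0.5],
    [[0,0,0],[0,0,0],0.5],
    [[0,0,0],[0,0,0],0.5],
    [[0,0,0],[0,0,0],0.5]
  ]
}}

```text
t: 21.73
position: [0.5848, 0.3728, 0.1295]
tool_rot: [[0.948, -0.001, 0.317], [-0.317, -0.0, 0.948], [-0.001, -1.0, -0.001]]
force: [0.6, -0.3, -0.1]
opening: 0.0425
```

Run:
```python
from h import *
P=getpics(); crop(P["side"],250,90,380,200,"c1.png",6)
C=find_cas(P.values())
for n in C:
  for c in C[n]:
    if np.linalg.norm(c[0]-[.585,.376])>.06: continue
    v,q=fit_cas([(P[n],c[1])],0); print(n,v[:2].round(4),round(np.degrees(v[2])%180,1),round(q,3),int(c[1].sum()))
to([.585,.3735,.0265],-18.5)
```

```text
side [0.5856 0.3762] 163.6 0.933 294
top [0.5938 0.3584] 26.9 0.318 164
t 21.93 pos [0.585  0.3729 0.1301] yaw -18.5 open 0.0427 F [-0.1 -0.1 -0.4] q6 -0.78 | shift units [-0.01  5.18  0.03] | turn units ry -0.01 ; shift units after turn [-0.01  5.18  0.03]
```

View pics/c1.png

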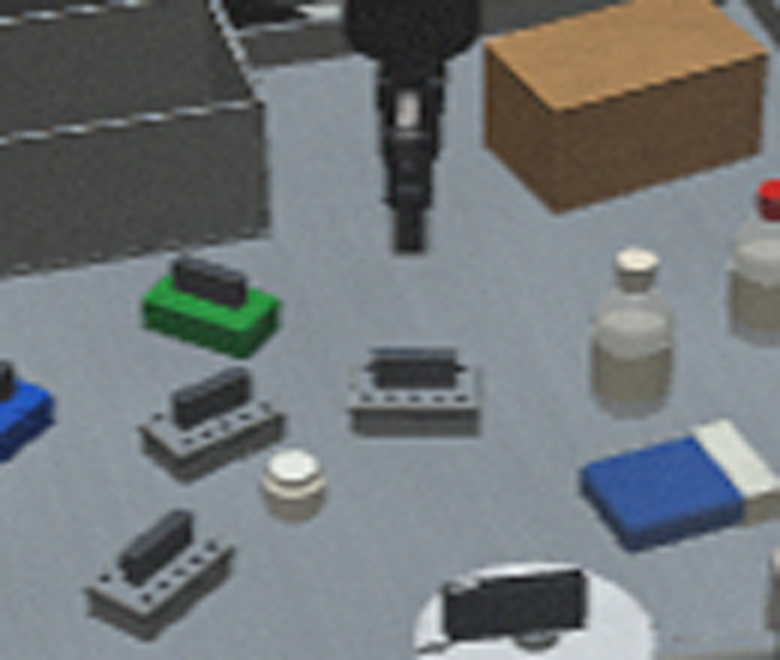

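Request:
{"name": "arm_command", "arguments": {
  "rows": [
    [[0,0.9,0.05],[0,0,0],0.5],
    [[0,0.9,0],[0,0,0],0.5],
    [[0,0.9,0],[0,0,0],0.5],
    [[0,0.9,0],[0,0,0],0.5],
    [[0,0.8,0],[0,0,0],0.5],
    [[0,0.5,0],[0,0,0],0.5],
    [[0,0.3,0],[0,0,0],0.5],
    [[0,0,0],[0,0,0],0.5],
    [[0,0,0],[0,0,0],0.5],
    [[0,0,0],[0,0,0],0.5],
    [[0,0,0],[0,0,0],0.3],
    [[0,0,0],[0,0,0],0],
    [[0,0,0],[0,0,0],0],
    [[0,0,0],[0,0,0],0],
    [[0,0,0],[0,0,0],0],
    [[0,0,0],[0,0,0],0],
    [[0,0,0],[0,0,0],0]
  ]
}}

```text
t: 23.35
position: [0.5858, 0.3741, 0.0272]
tool_rot: [[0.948, 0.001, 0.318], [-0.318, 0.001, 0.948], [0.001, -1.0, 0.001]]
force: [-0.3, -0.6, 5.6]
opening: 0.0107
```

Request:
{"name": "arm_command", "arguments": {
  "rows": [
    [[0,-0.4,0],[0,0,0],0],
    [[0,-0.8,0],[0,0,0],0],
    [[0,-1,0],[0,0,0],0],
    [[0,-1,0],[0,0,0],0],
    [[0,-1,0],[0,0,0],0],
    [[0,-1,0],[0,0,0],0],
    [[0,-1,0],[0,0,0],0],
    [[0,-1,0],[0,0,0],0],
    [[0,0,0],[0,0,0],0],
    [[0,0,0],[0,0,0],0]
  ]
}}

```text
t: 24.18
position: [0.5857, 0.3742, 0.1707]
tool_rot: [[0.948, 0.002, 0.318], [-0.318, 0.001, 0.948], [0.001, -1.0, 0.001]]
force: [0.1, -0.3, -2.1]
opening: 0.0098
```

Run:
```python
from h import *
P=getpics(); crop(P["side"],250,70,380,200,"c2.png",6)
to([.4969,-.1208,.17],-7.5)
```

```text
t 24.28 pos [0.5843 0.3735 0.1682] yaw -18.5 open 0.0103 F [-0.1 -0.4 -2.7] q6 -0.78 | shift units [  3.72  -0.04 -24.82] | turn units ry -2.41 ; shift units after turn [ -1.11  -0.03 -25.07]
```

View pics/c2.png

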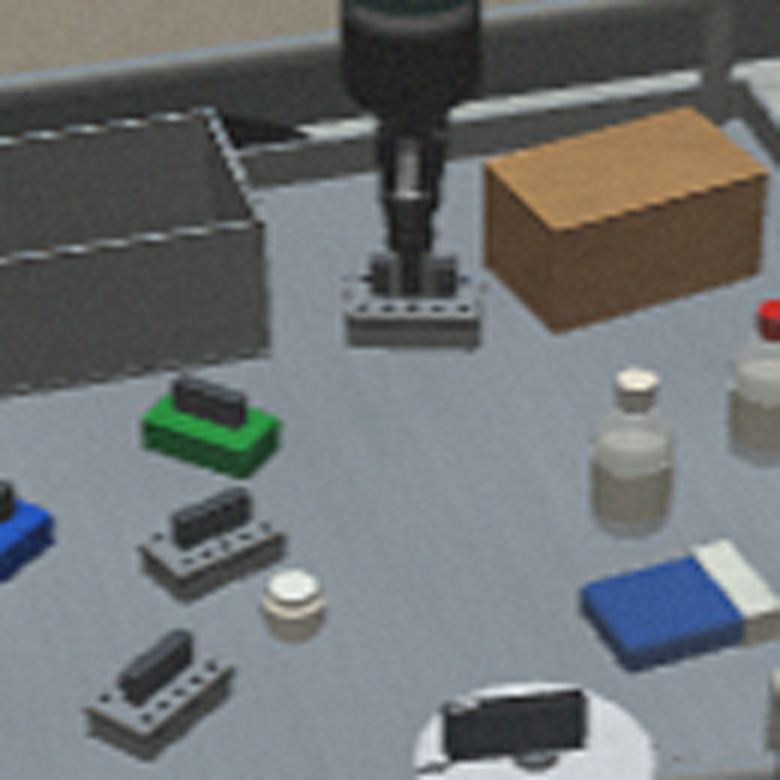

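Request:
{"name": "arm_command", "arguments": {
  "rows": [
    [[0,0,0],[0,-0.8,0],0],
    [[0,0,0],[0,-0.8,0],0],
    [[0,0,0],[0,-0.8,0],0],
    [[-0.043,0,-0.964],[0,0,0],0],
    [[-0.043,0,-0.964],[0,0,0],0],
    [[-0.043,0,-0.964],[0,0,0],0],
    [[-0.043,0,-0.964],[0,0,0],0],
    [[-0.043,0,-0.964],[0,0,0],0],
    [[-0.043,0,-0.964],[0,0,0],0],
    [[-0.043,0,-0.964],[0,0,0],0],
    [[-0.043,0,-0.964],[0,0,0],0],
    [[-0.043,0,-0.964],[0,0,0],0],
    [[-0.043,0,-0.964],[0,0,0],0],
    [[-0.043,0,-0.964],[0,0,0],0],
    [[-0.043,0,-0.964],[0,0,0],0],
    [[-0.043,0,-0.964],[0,0,0],0],
    [[-0.043,0,-0.964],[0,0,0],0],
    [[-0.043,0,-0.964],[0,0,0],0],
    [[-0.043,0,-0.964],[0,0,0],0],
    [[-0.043,0,-0.964],[0,0,0],0]
  ]
}}

```text
t: 25.95
position: [0.5263, 0.0501, 0.1682]
tool_rot: [[0.991, -0.004, 0.131], [-0.131, 0.0, 0.991], [-0.004, -1.0, -0.0]]
force: [0.0, -0.1, -1.7]
opening: 0.0105
```

Request:
{"name": "arm_command", "arguments": {
  "rows": [
    [[-0.043,0,-0.964],[0,0,0],0],
    [[-0.043,0,-0.964],[0,0,0],0],
    [[-0.043,0,-0.964],[0,0,0],0],
    [[-0.043,0,-0.964],[0,0,0],0],
    [[-0.043,0,-0.964],[0,0,0],0],
    [[-0.043,0,-0.964],[0,0,0],0],
    [[-0.043,0,-0.964],[0,0,0],0],
    [[-0.043,0,-0.964],[0,0,0],0],
    [[-0.043,0,-0.964],[0,0,0],0],
    [[0,0,0],[0,0,0],0],
    [[0,0,0],[0,0,0],0],
    [[0,0,0],[0,0,0],0]
  ]
}}

```text
t: 26.95
position: [0.4966, -0.1194, 0.1689]
tool_rot: [[0.991, -0.002, 0.132], [-0.132, 0.002, 0.991], [-0.002, -1.0, 0.001]]
force: [-0.1, 0.2, -2.0]
opening: 0.0105
```

Run:
```python
from h import *
P=getpics(); crop(P["side"],300,160,420,280,"c3.png",6)
to([.4969,-.1208,.0455],-7.5)
```

```text
t 27.05 pos [ 0.4971 -0.1191  0.1694] yaw -7.5 open 0.0103 F [-0.5 -0.9 -1.5] q6 -1.81 | shift units [ 0.01  6.2  -0.09] | turn units ry -0.00 ; shift units after turn [ 0.01  6.2  -0.09]
```

View pics/c3.png

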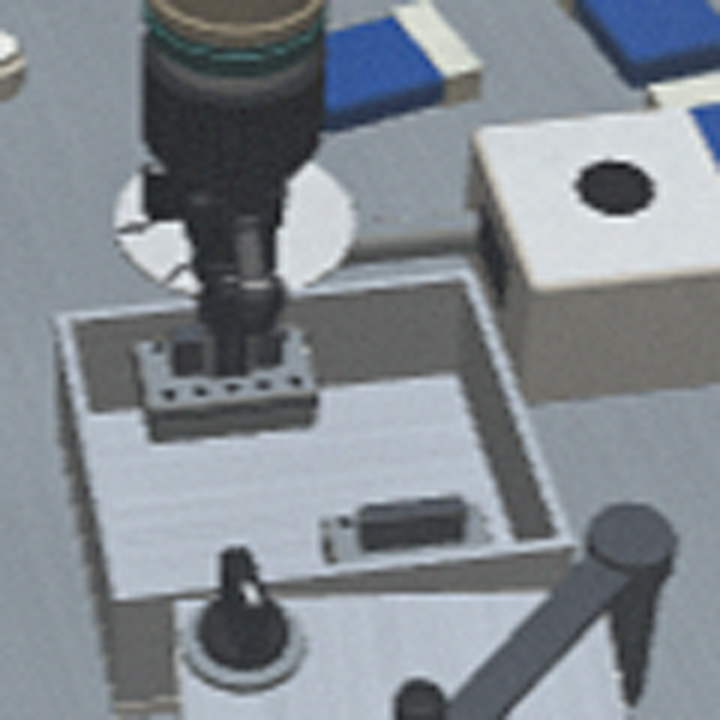

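Request:
{"name": "arm_command", "arguments": {
  "rows": [
    [[0,0.9,-0.09],[0,0,0],0],
    [[0,0.9,0],[0,0,0],0],
    [[0,0.9,0],[0,0,0],0],
    [[0,0.9,0],[0,0,0],0],
    [[0,0.9,0],[0,0,0],0],
    [[0,0.8,0],[0,0,0],0],
    [[0,0.5,0],[0,0,0],0],
    [[0,0.3,0],[0,0,0],0],
    [[0,0.12,0],[0,0,0],0],
    [[0,0.06,0],[0,0,0],0],
    [[0,0,0],[0,0,0],0],
    [[0,0,0],[0,0,0],0]
  ]
}}

```text
t: 28.05
position: [0.4981, -0.122, 0.0453]
tool_rot: [[0.991, 0.002, 0.131], [-0.131, -0.001, 0.991], [0.002, -1.0, -0.0]]
force: [-0.4, -1.3, -1.6]
opening: 0.0104
```

Run:
```python
from h import *
to([.4969,-.1208,.0445],-7.5)
```

```text
t 28.05 pos [ 0.4981 -0.122   0.0453] yaw -7.5 open 0.0104 F [-0.4 -1.3 -1.6] q6 -1.82 | shift units [-0.07  0.04  0.05] | turn units ry -0.01 ; shift units after turn [-0.07  0.04  0.05]
```

Request:
{"name": "arm_command", "arguments": {
  "rows": [
    [[0,0.03,0],[0,0,0],0.2],
    [[0,0,0],[0,0,0],0.4],
    [[0,0,0],[0,0,0],0.4],
    [[0,-0.3,0],[0,0,0],0.4],
    [[0,-0.7,0],[0,0,0],0.4],
    [[0,-1,0],[0,0,0],0.4],
    [[0,-1,0],[0,0,0],0.4],
    [[0,-1,0],[0,0,0],0.4],
    [[0,-1,0],[0,0,0],0.4],
    [[0,-1,0],[0,0,0],0.4],
    [[0,-1,0],[0,0,0],0.4]
  ]
}}

```text
t: 28.97
position: [0.4971, -0.1218, 0.1855]
tool_rot: [[0.991, 0.001, 0.131], [-0.131, -0.0, 0.991], [0.001, -1.0, -0.0]]
force: [0.4, -0.2, 0.1]
opening: 0.0341
```

Run:
```python
from h import *
P=getpics(); crop(P["side"],240,120,420,280,"d7.png",4)
C=find_cas(P.values())
for n in C:
  for c in C[n]:
    if c[0][1]<0: continue
    v,q=fit_cas([(P[n],c[1])],0); print(n,v[:2].round(4),round(np.degrees(v[2])%180,1),round(q,3),int(c[1].sum()))
to([.463,.378,.13],23)
```

```text
side [0.4018 0.2534] 40.4 0.915 320
side [0.463  0.3835] 24.7 0.891 288
side [0.4889 0.5014] 135.7 0.868 259
top [0.4644 0.3777] 22.5 0.93 507
top [0.405  0.2513] 36.7 0.918 472
t 29.17 pos [ 0.4972 -0.1219  0.1843] yaw -7.5 open 0.0346 F [-0.  -1.   0.3] q6 -1.82 | shift units [-4.98  2.7  24.55] | turn units ry -6.66 ; shift units after turn [ 8.19  2.72 23.68]
```

View pics/d7.png

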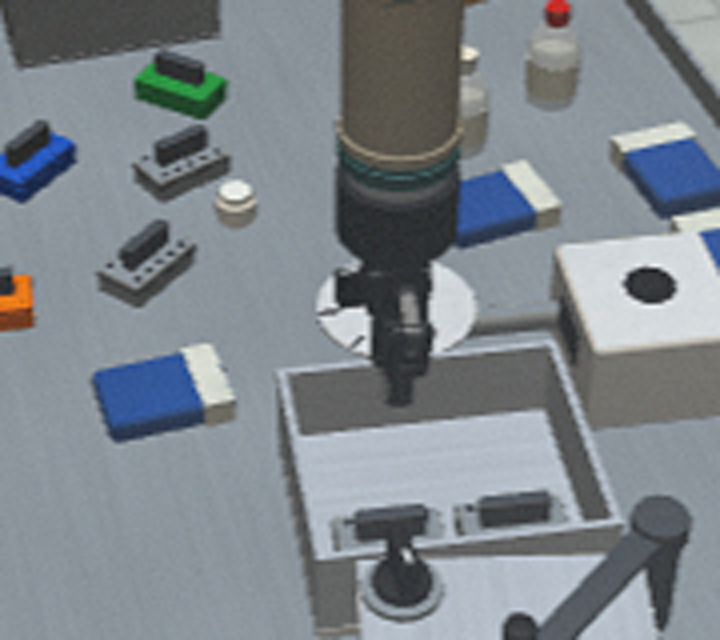

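Request:
{"name": "arm_command", "arguments": {
  "rows": [
    [[-0.19,0,0.945],[0,0,0],0.5],
    [[-0.19,0,0.945],[0,0,0],0.5],
    [[-0.19,0,0.945],[0,0,0],0.5],
    [[-0.19,0,0.945],[0,0,0],0.5],
    [[-0.19,0,0.945],[0,0,0],0.5],
    [[-0.19,0,0.945],[0,0,0],0.5],
    [[-0.19,0,0.945],[0,0,0],0.5],
    [[-0.19,0,0.945],[0,0,0],0.5],
    [[-0.19,0,0.945],[0,0,0],0.5],
    [[-0.19,0,0.945],[0,0,0],0.5],
    [[-0.19,0,0.945],[0,0,0],0.5],
    [[-0.19,0,0.945],[0,0,0],0.5],
    [[-0.19,0,0.945],[0,0,0],0.5],
    [[-0.19,0,0.945],[0,0,0],0.5],
    [[-0.19,0,0.945],[0,0,0],0.5],
    [[-0.19,0,0.945],[0,0,0],0.5],
    [[-0.19,0,0.945],[0,0,0],0.5],
    [[-0.19,0,0.945],[0,0,0],0.5],
    [[-0.19,0.2,0.945],[0,0,0],0.5],
    [[-0.19,0.3,0.945],[0,0,0],0.5]
  ]
}}

```text
t: 30.83
position: [0.4707, 0.2636, 0.1726]
tool_rot: [[0.991, -0.002, 0.131], [-0.131, -0.001, 0.991], [-0.002, -1.0, -0.001]]
force: [0.4, -0.1, -0.5]
opening: 0.0426
```

Request:
{"name": "arm_command", "arguments": {
  "rows": [
    [[-0.19,0.4,0.945],[0,0,0],0.5],
    [[-0.19,0.4,0.945],[0,0,0],0.5],
    [[-0.19,0.4,0.945],[0,0,0],0.5],
    [[-0.19,0.4,0.945],[0,0,0],0.5],
    [[-0.19,0.4,0.945],[0,0,0],0.5],
    [[-0.19,0.2,0.945],[0,0,0],0.5],
    [[0,0,0],[0,-0.95,0],0.5],
    [[0,0,0],[0,-0.95,0],0.5],
    [[0,0,0],[0,-0.95,0],0.5],
    [[0,0,0],[0,-0.95,0],0.5],
    [[0,0,0],[0,-0.95,0],0.5],
    [[0,0,0],[0,-0.95,0],0.5],
    [[0,0,0],[0,-0.95,0],0.5],
    [[0,0,0],[0,0,0],0.5],
    [[0,0,0],[0,0,0],0.5],
    [[0,0,0],[0,0,0],0.5]
  ]
}}

```text
t: 32.17
position: [0.4632, 0.378, 0.129]
tool_rot: [[0.922, -0.002, -0.388], [0.388, -0.001, 0.922], [-0.002, -1.0, -0.0]]
force: [-0.0, 0.2, -0.2]
opening: 0.0427
```

Run:
```python
from h import *
P=getpics(); crop(P["side"],220,90,350,210,"e1.png",6)
C=find_cas(P.values())
for n in C:
  for c in C[n]:
    if np.linalg.norm(c[0]-[.463,.378])>.06: continue
    v,q=fit_cas([(P[n],c[1])],0); print(n,v[:2].round(4),round(np.degrees(v[2])%180,1),round(q,3),int(c[1].sum()))
to([.4635,.378,.0265],23)
```

```text
side [0.4615 0.3809] 24.8 0.869 280
top [0.4588 0.375 ] 19.5 0.788 440
t 32.37 pos [0.4636 0.3783 0.1298] yaw 22.9 open 0.0426 F [ 0.4 -0.2 -0.4] q6 -1.40 | shift units [-0.01  5.16 -0.01] | turn units ry -0.02 ; shift units after turn [-0.01  5.16 -0.01]
```

View pics/e1.png

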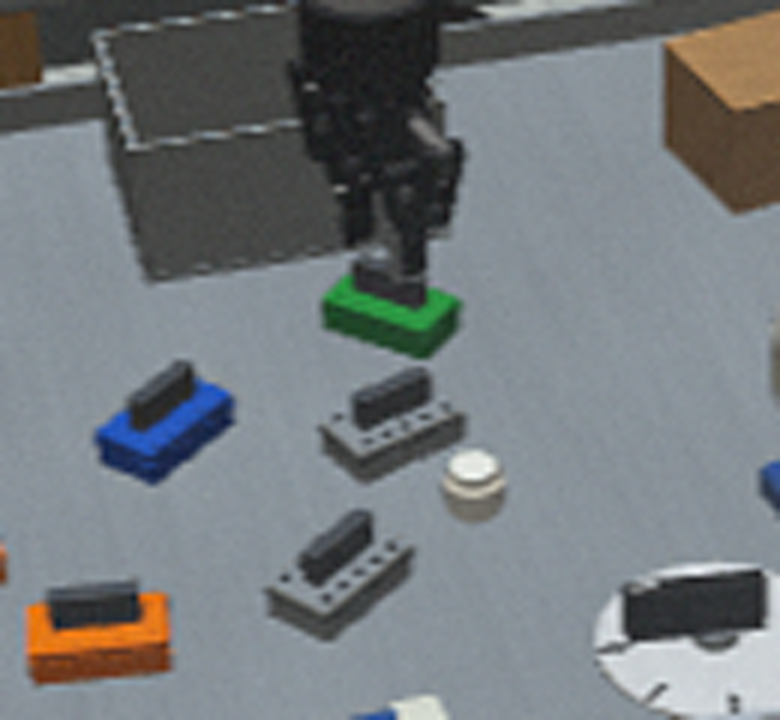

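Request:
{"name": "arm_command", "arguments": {
  "rows": [
    [[0,0.9,0],[0,0,0],0.5],
    [[0,0.9,0],[0,0,0],0.5],
    [[0,0.9,0],[0,0,0],0.5],
    [[0,0.9,0],[0,0,0],0.5],
    [[0,0.8,0],[0,0,0],0.5],
    [[0,0.5,0],[0,0,0],0.5],
    [[0,0.3,0],[0,0,0],0.5],
    [[0,0,0],[0,0,0],0.5],
    [[0,0,0],[0,0,0],0.5],
    [[0,0,0],[0,0,0],0.5],
    [[0,0,0],[0,0,0],0.3],
    [[0,0,0],[0,0,0],0],
    [[0,0,0],[0,0,0],0],
    [[0,0,0],[0,0,0],0],
    [[0,0,0],[0,0,0],0],
    [[0,0,0],[0,0,0],0],
    [[0,0,0],[0,0,0],0]
  ]
}}

```text
t: 33.78
position: [0.4644, 0.3786, 0.0268]
tool_rot: [[0.921, 0.002, -0.39], [0.39, 0.001, 0.921], [0.002, -1.0, 0.0]]
force: [0.6, -1.2, 5.3]
opening: 0.0103
```

Request:
{"name": "arm_command", "arguments": {
  "rows": [
    [[0,-0.4,0],[0,0,0],0],
    [[0,-0.8,0],[0,0,0],0],
    [[0,-1,0],[0,0,0],0],
    [[0,-1,0],[0,0,0],0],
    [[0,-1,0],[0,0,0],0],
    [[0,-1,0],[0,0,0],0],
    [[0,-1,0],[0,0,0],0],
    [[0,-1,0],[0,0,0],0],
    [[0,0,0],[0,0,0],0],
    [[0,0,0],[0,0,0],0]
  ]
}}

```text
t: 34.62
position: [0.4638, 0.3785, 0.1705]
tool_rot: [[0.921, 0.001, -0.39], [0.39, 0.001, 0.921], [0.002, -1.0, 0.001]]
force: [-1.0, 0.6, -2.2]
opening: 0.0104
```

Run:
```python
from h import *
P=getpics(); crop(P["side"],220,70,350,200,"e2.png",6)
to([.5971,-.0492,.17],-7.5)
```

```text
t 34.72 pos [0.4626 0.3777 0.1683] yaw 22.9 open 0.0102 F [-0.2  0.3 -1.8] q6 -1.40 | shift units [ -2.13  -0.07 -22.28] | turn units ry 6.64 ; shift units after turn [  9.45  -0.1  -20.28]
```

View pics/e2.png

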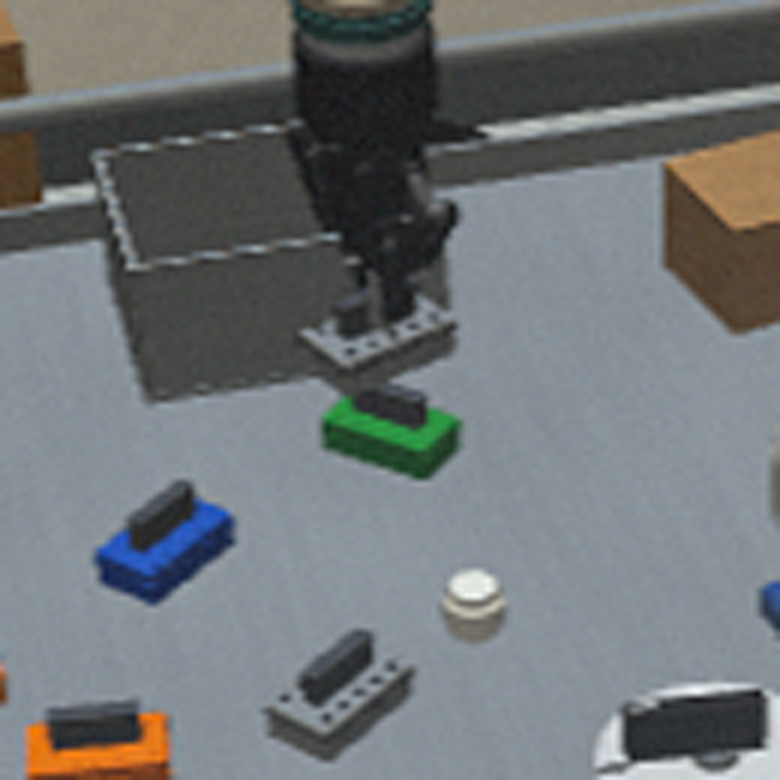

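Request:
{"name": "arm_command", "arguments": {
  "rows": [
    [[0,0,0],[0,0.95,0],0],
    [[0,0,0],[0,0.95,0],0],
    [[0,0,0],[0,0.95,0],0],
    [[0,0,0],[0,0.95,0],0],
    [[0,0,0],[0,0.95,0],0],
    [[0,0,0],[0,0.95,0],0],
    [[0,0,0],[0,0.95,0],0],
    [[0.45,0,-0.966],[0,0,0],0],
    [[0.45,0,-0.966],[0,0,0],0],
    [[0.45,0,-0.966],[0,0,0],0],
    [[0.45,0,-0.966],[0,0,0],0],
    [[0.45,0,-0.966],[0,0,0],0],
    [[0.45,0,-0.966],[0,0,0],0],
    [[0.45,0,-0.966],[0,0,0],0],
    [[0.45,0,-0.966],[0,0,0],0],
    [[0.45,0,-0.966],[0,0,0],0],
    [[0.45,0,-0.966],[0,0,0],0],
    [[0.45,0,-0.966],[0,0,0],0],
    [[0.45,0,-0.966],[0,0,0],0],
    [[0.45,0,-0.966],[0,0,0],0]
  ]
}}

```text
t: 36.38
position: [0.5457, 0.1129, 0.1678]
tool_rot: [[0.991, -0.004, 0.131], [-0.131, -0.0, 0.991], [-0.004, -1.0, -0.001]]
force: [-0.3, -0.5, -1.5]
opening: 0.0104
```

Request:
{"name": "arm_command", "arguments": {
  "rows": [
    [[0.45,0,-0.966],[0,0,0],0],
    [[0.45,0,-0.966],[0,0,0],0],
    [[0.45,0,-0.966],[0,0,0],0],
    [[0.45,0,-0.966],[0,0,0],0],
    [[0.45,0,-0.966],[0,0,0],0],
    [[0.45,0,-0.966],[0,0,0],0],
    [[0.45,0,-0.966],[0,0,0],0],
    [[0.45,0,-0.966],[0,0,0],0],
    [[0,0,0],[0,0,0],0],
    [[0,0,0],[0,0,0],0],
    [[0,0,0],[0,0,0],0]
  ]
}}

```text
t: 37.3
position: [0.5967, -0.0481, 0.1683]
tool_rot: [[0.991, -0.003, 0.132], [-0.132, 0.002, 0.991], [-0.004, -1.0, 0.001]]
force: [-0.0, 1.0, -1.6]
opening: 0.0102
```

Run:
```python
from h import *
P=getpics(); crop(P["side"],300,150,420,270,"e3.png",6)
to([.5971,-.0492,.0455],-7.5)
```

```text
t 37.40 pos [ 0.597  -0.0477  0.169 ] yaw -7.5 open 0.0105 F [ 0.7  0.6 -0.5] q6 -1.64 | shift units [ 0.03  6.18 -0.08] | turn units ry 0.00 ; shift units after turn [ 0.03  6.18 -0.08]
```

View pics/e3.png

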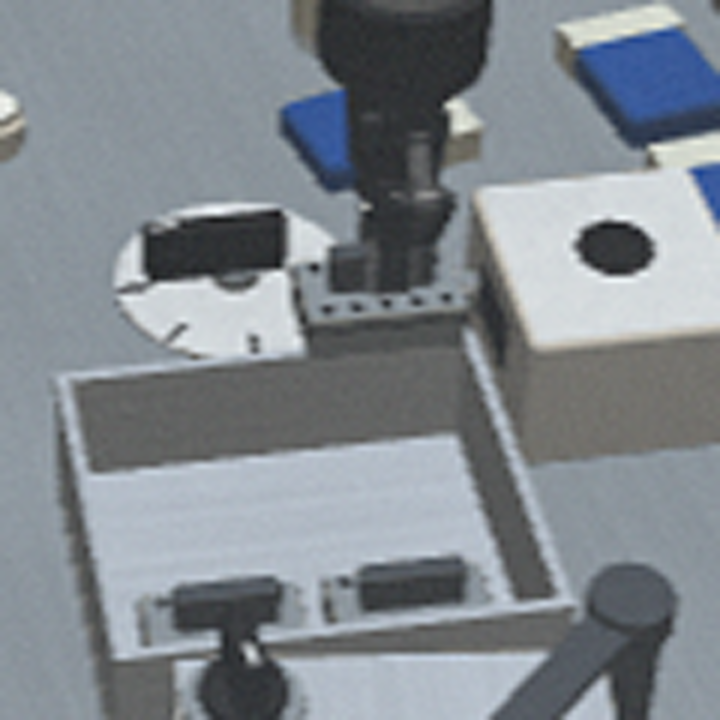

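Request:
{"name": "arm_command", "arguments": {
  "rows": [
    [[0,0.9,-0.08],[0,0,0],0],
    [[0,0.9,0],[0,0,0],0],
    [[0,0.9,0],[0,0,0],0],
    [[0,0.9,0],[0,0,0],0],
    [[0,0.9,0],[0,0,0],0],
    [[0,0.8,0],[0,0,0],0],
    [[0,0.5,0],[0,0,0],0],
    [[0,0.3,0],[0,0,0],0],
    [[0,0.12,0],[0,0,0],0],
    [[0,0.06,0],[0,0,0],0],
    [[0,0,0],[0,0,0],0],
    [[0,0,0],[0,0,0],0]
  ]
}}

```text
t: 38.4
position: [0.5986, -0.0505, 0.0452]
tool_rot: [[0.991, 0.003, 0.131], [-0.131, -0.001, 0.991], [0.003, -1.0, -0.0]]
force: [0.3, -0.3, -1.5]
opening: 0.0102
```

Run:
```python
from h import *
to([.5971,-.0492,.0445],-7.5)
P=getpics(); crop(P["side"],300,150,420,270,"e4.png",6)
```

```text
t 38.40 pos [ 0.5986 -0.0505  0.0452] yaw -7.5 open 0.0102 F [ 0.3 -0.3 -1.5] q6 -1.64 | shift units [-0.08  0.03  0.05] | turn units ry -0.01 ; shift units after turn [-0.08  0.03  0.05]
```

View pics/e4.png

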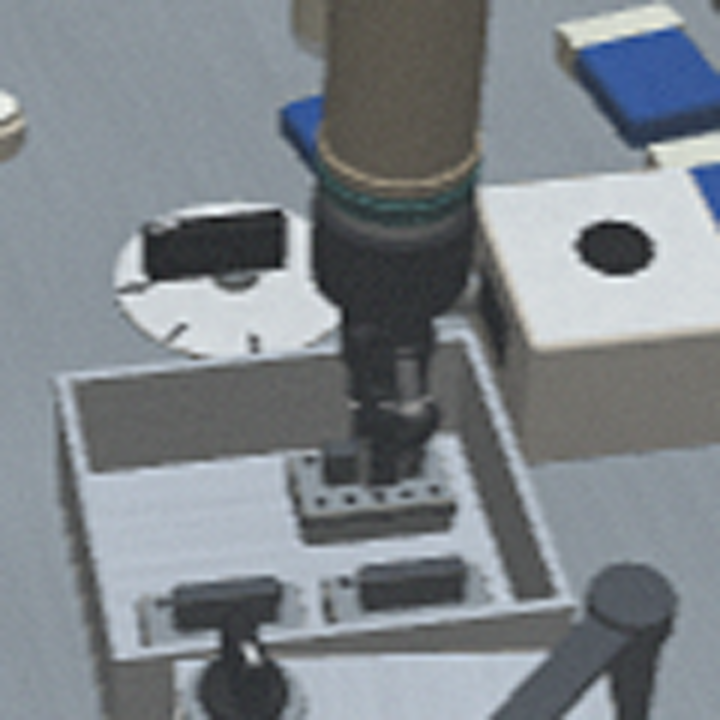

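Request:
{"name": "arm_command", "arguments": {
  "rows": [
    [[0,0.03,0],[0,0,0],0.2],
    [[0,0,0],[0,0,0],0.4],
    [[0,0,0],[0,0,0],0.4],
    [[0,-0.3,0],[0,0,0],0.4],
    [[0,-0.7,0],[0,0,0],0.4],
    [[0,-1,0],[0,0,0],0.4],
    [[0,-1,0],[0,0,0],0.4],
    [[0,-1,0],[0,0,0],0.4],
    [[0,-1,0],[0,0,0],0.4],
    [[0,-1,0],[0,0,0],0.4],
    [[0,-1,0],[0,0,0],0.4]
  ]
}}

```text
t: 39.42
position: [0.5976, -0.0503, 0.1853]
tool_rot: [[0.991, 0.001, 0.131], [-0.131, -0.0, 0.991], [0.001, -1.0, 0.0]]
force: [0.1, -0.0, 0.3]
opening: 0.0342
```

Run:
```python
from h import *
P=getpics(); crop(P["side"],240,120,420,280,"f7.png",4)
C=find_cas(P.values())
for n in C:
  for c in C[n]:
    if c[0][1]<0: continue
    v,q=fit_cas([(P[n],c[1])],0); print(n,v[:2].round(4),round(np.degrees(v[2])%180,1),round(q,3),int(c[1].sum()))
to([.4042,.2515,.13],37.5)
```

```text
side [0.4884 0.5013] 129.4 0.891 261
top [0.4052 0.2517] 38.1 0.955 504
t 39.62 pos [ 0.5977 -0.0503  0.1841] yaw -7.5 open 0.0342 F [ 0.8  0.3 -0.6] q6 -1.64 | shift units [-11.58   2.69  13.69] | turn units ry -9.83 ; shift units after turn [ 1.51  2.71 17.86]
```

View pics/f7.png

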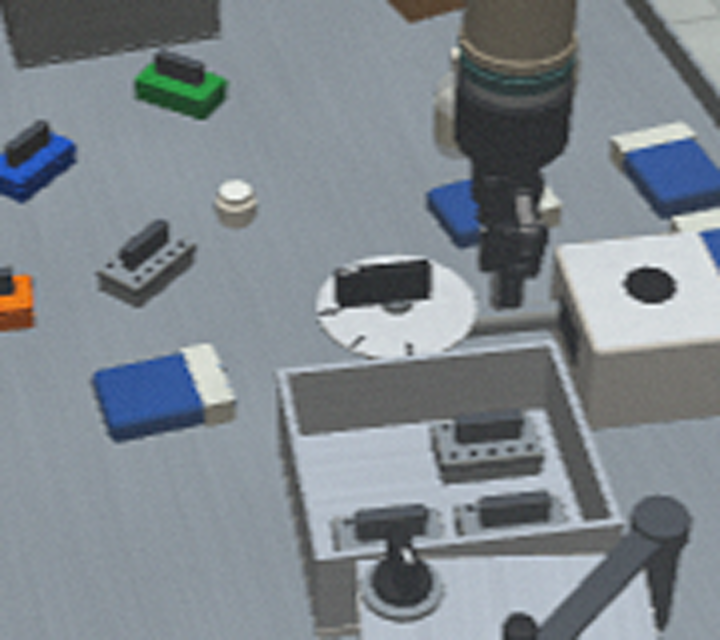

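Request:
{"name": "arm_command", "arguments": {
  "rows": [
    [[-0.772,0,0.913],[0,0,0],0.5],
    [[-0.772,0,0.913],[0,0,0],0.5],
    [[-0.772,0,0.913],[0,0,0],0.5],
    [[-0.772,0,0.913],[0,0,0],0.5],
    [[-0.772,0,0.913],[0,0,0],0.5],
    [[-0.772,0,0.913],[0,0,0],0.5],
    [[-0.772,0,0.913],[0,0,0],0.5],
    [[-0.772,0.2,0.913],[0,0,0],0.5],
    [[-0.772,0.3,0.913],[0,0,0],0.5],
    [[-0.772,0.4,0.913],[0,0,0],0.5],
    [[-0.772,0.4,0.913],[0,0,0],0.5],
    [[-0.772,0.4,0.913],[0,0,0],0.5],
    [[-0.772,0.4,0.913],[0,0,0],0.5],
    [[-0.772,0.4,0.913],[0,0,0],0.5],
    [[-0.772,0.2,0.913],[0,0,0],0.5],
    [[0,0,0],[0,-0.98,0],0.5],
    [[0,0,0],[0,-0.98,0],0.5],
    [[0,0,0],[0,-0.98,0],0.5],
    [[0,0,0],[0,-0.98,0],0.5],
    [[0,0,0],[0,-0.98,0],0.5]
  ]
}}

```text
t: 41.28
position: [0.4027, 0.2512, 0.1282]
tool_rot: [[0.965, -0.003, -0.262], [0.262, -0.001, 0.965], [-0.003, -1.0, -0.0]]
force: [0.0, 0.4, 0.1]
opening: 0.0429
```

Request:
{"name": "arm_command", "arguments": {
  "rows": [
    [[0,0,0],[0,-0.98,0],0.5],
    [[0,0,0],[0,-0.98,0],0.5],
    [[0,0,0],[0,-0.98,0],0.5],
    [[0,0,0],[0,-0.98,0],0.5],
    [[0,0,0],[0,-0.98,0],0.5],
    [[0,0,0],[0,0,0],0.5],
    [[0,0,0],[0,0,0],0.5],
    [[0,0,0],[0,0,0],0.5]
  ]
}}

```text
t: 41.95
position: [0.4034, 0.2514, 0.129]
tool_rot: [[0.796, -0.001, -0.606], [0.606, -0.001, 0.796], [-0.001, -1.0, 0.0]]
force: [-0.7, 0.9, -0.4]
opening: 0.0425
```

Run:
```python
from h import *
P=getpics(); crop(P["side"],210,100,340,220,"g1.png",6)
C=find_cas(P.values())
for n in C:
  for c in C[n]:
    if np.linalg.norm(c[0]-[.404,.25])>.06: continue
    v,q=fit_cas([(P[n],c[1])],0); print(n,v[:2].round(4),round(np.degrees(v[2])%180,1),round(q,3),int(c[1].sum()))
to([.4045,.2515,.0265],37.5)
```

```text
side [0.4027 0.255 ] 41.5 0.946 338
top [0.3988 0.2384] 59.0 0.32 160
t 42.15 pos [0.4039 0.2516 0.1296] yaw 37.3 open 0.0429 F [0.9 0.2 0.6] q6 -1.81 | shift units [ 0.02  5.15 -0.02] | turn units ry -0.03 ; shift units after turn [ 0.02  5.15 -0.02]
```

View pics/g1.png

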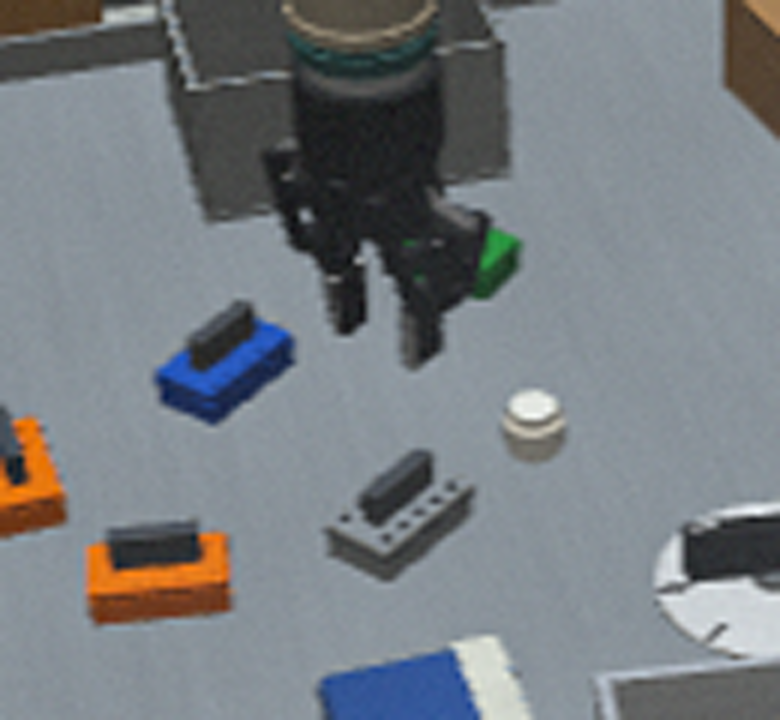

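Request:
{"name": "arm_command", "arguments": {
  "rows": [
    [[0,0.9,0],[0,0,0],0.5],
    [[0,0.9,0],[0,0,0],0.5],
    [[0,0.9,0],[0,0,0],0.5],
    [[0,0.9,0],[0,0,0],0.5],
    [[0,0.8,0],[0,0,0],0.5],
    [[0,0.5,0],[0,0,0],0.5],
    [[0,0.3,0],[0,0,0],0.5],
    [[0,0,0],[0,0,0],0.5],
    [[0,0,0],[0,0,0],0.5],
    [[0,0,0],[0,0,0],0.5],
    [[0,0,0],[0,0,0],0.3],
    [[0,0,0],[0,0,0],0],
    [[0,0,0],[0,0,0],0],
    [[0,0,0],[0,0,0],0],
    [[0,0,0],[0,0,0],0],
    [[0,0,0],[0,0,0],0],
    [[0,0,0],[0,0,0],0]
  ]
}}

```text
t: 43.57
position: [0.4046, 0.2517, 0.0263]
tool_rot: [[0.795, 0.001, -0.607], [0.607, 0.0, 0.795], [0.001, -1.0, -0.001]]
force: [0.1, -1.4, 6.6]
opening: 0.0103
```

Request:
{"name": "arm_command", "arguments": {
  "rows": [
    [[0,-0.4,0],[0,0,0],0],
    [[0,-0.8,0],[0,0,0],0],
    [[0,-1,0],[0,0,0],0],
    [[0,-1,0],[0,0,0],0],
    [[0,-1,0],[0,0,0],0],
    [[0,-1,0],[0,0,0],0],
    [[0,-1,0],[0,0,0],0],
    [[0,-1,0],[0,0,0],0],
    [[0,0,0],[0,0,0],0],
    [[0,0,0],[0,0,0],0]
  ]
}}

```text
t: 44.4
position: [0.4041, 0.2518, 0.1703]
tool_rot: [[0.795, 0.001, -0.607], [0.607, 0.001, 0.795], [0.002, -1.0, -0.0]]
force: [0.0, -0.0, -2.1]
opening: 0.0105
```

Run:
```python
from h import *
P=getpics(); crop(P["side"],210,90,340,220,"g2.png",6)
to([.5079,-.0375,.17],-7.5)
```

```text
t 44.50 pos [0.4028 0.2512 0.1685] yaw 37.4 open 0.0105 F [-0.4  0.  -0.6] q6 -1.81 | shift units [ -4.59  -0.08 -14.66] | turn units ry 9.79 ; shift units after turn [  7.09  -0.1  -13.63]
```

View pics/g2.png

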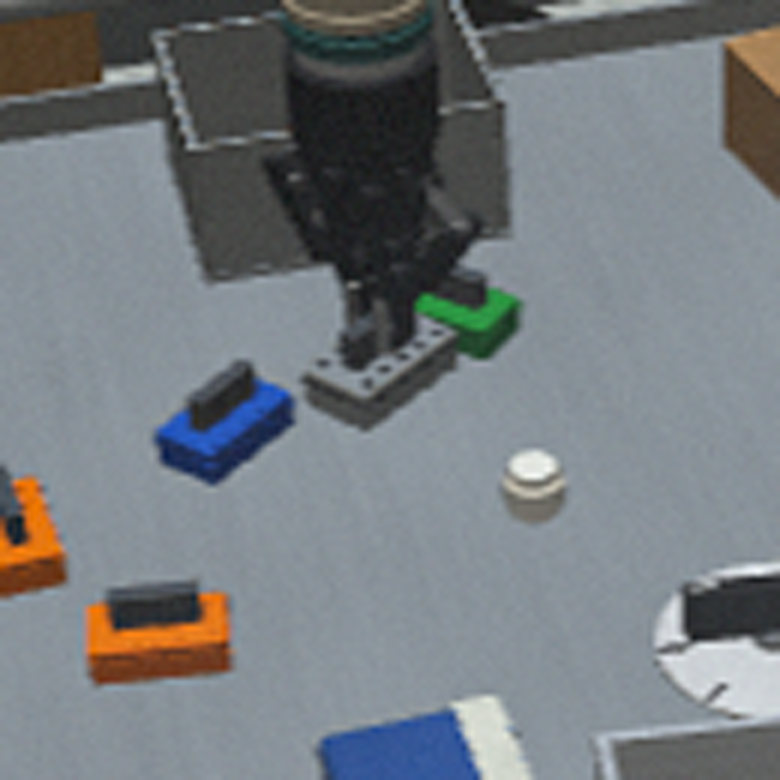

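Request:
{"name": "arm_command", "arguments": {
  "rows": [
    [[0,0,0],[0,0.98,0],0],
    [[0,0,0],[0,0.98,0],0],
    [[0,0,0],[0,0.98,0],0],
    [[0,0,0],[0,0.98,0],0],
    [[0,0,0],[0,0.98,0],0],
    [[0,0,0],[0,0.98,0],0],
    [[0,0,0],[0,0.98,0],0],
    [[0,0,0],[0,0.98,0],0],
    [[0,0,0],[0,0.98,0],0],
    [[0,0,0],[0,0.98,0],0],
    [[0.506,0,-0.974],[0,0,0],0],
    [[0.506,0,-0.974],[0,0,0],0],
    [[0.506,0,-0.974],[0,0,0],0],
    [[0.506,0,-0.974],[0,0,0],0],
    [[0.506,0,-0.974],[0,0,0],0],
    [[0.506,0,-0.974],[0,0,0],0],
    [[0.506,0,-0.974],[0,0,0],0],
    [[0.506,0,-0.974],[0,0,0],0]
  ]
}}

```text
t: 46.0
position: [0.4628, 0.0854, 0.1679]
tool_rot: [[0.991, -0.004, 0.131], [-0.131, 0.0, 0.991], [-0.004, -1.0, -0.0]]
force: [0.2, 0.2, -1.3]
opening: 0.0103
```

Request:
{"name": "arm_command", "arguments": {
  "rows": [
    [[0.506,0,-0.974],[0,0,0],0],
    [[0.506,0,-0.974],[0,0,0],0],
    [[0.506,0,-0.974],[0,0,0],0],
    [[0.506,0,-0.974],[0,0,0],0],
    [[0.506,0,-0.974],[0,0,0],0],
    [[0.506,0,-0.974],[0,0,0],0],
    [[0,0,0],[0,0,0],0],
    [[0,0,0],[0,0,0],0],
    [[0,0,0],[0,0,0],0]
  ]
}}

```text
t: 46.75
position: [0.5074, -0.0367, 0.1683]
tool_rot: [[0.991, -0.003, 0.132], [-0.132, 0.002, 0.991], [-0.004, -1.0, 0.001]]
force: [-0.2, 0.1, -1.5]
opening: 0.0107
```

Run:
```python
from h import *
P=getpics(); crop(P["side"],290,150,420,270,"g3.png",6)
to([.5079,-.0375,.0455],-7.5)
```

```text
t 46.85 pos [ 0.5077 -0.0363  0.1689] yaw -7.5 open 0.0103 F [-0.   1.  -2.1] q6 -1.65 | shift units [ 0.03  6.17 -0.06] | turn units ry 0.00 ; shift units after turn [ 0.03  6.17 -0.06]
```

View pics/g3.png

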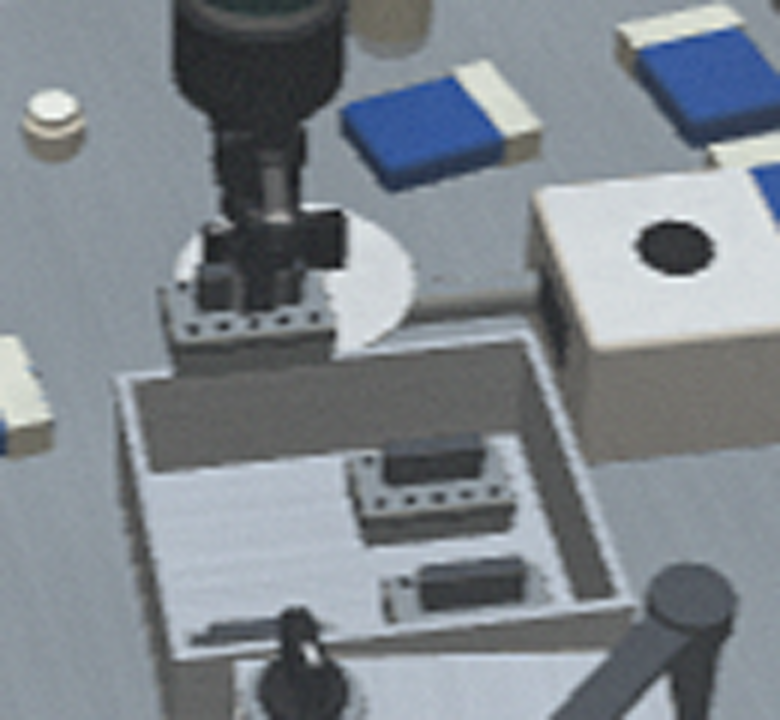

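Request:
{"name": "arm_command", "arguments": {
  "rows": [
    [[0,0.9,-0.06],[0,0,0],0],
    [[0,0.9,0],[0,0,0],0],
    [[0,0.9,0],[0,0,0],0],
    [[0,0.9,0],[0,0,0],0],
    [[0,0.9,0],[0,0,0],0],
    [[0,0.8,0],[0,0,0],0],
    [[0,0.5,0],[0,0,0],0],
    [[0,0.3,0],[0,0,0],0],
    [[0,0.12,0],[0,0,0],0],
    [[0,0.06,0],[0,0,0],0],
    [[0,0,0],[0,0,0],0],
    [[0,0,0],[0,0,0],0]
  ]
}}

```text
t: 47.85
position: [0.5094, -0.0387, 0.0449]
tool_rot: [[0.991, 0.002, 0.131], [-0.131, -0.0, 0.991], [0.002, -1.0, -0.0]]
force: [1.2, 0.5, -1.4]
opening: 0.0101
```

Run:
```python
from h import *
to([.5079,-.0375,.0445],-7.5)
P=getpics(); crop(P["side"],290,150,420,270,"g4.png",6);crop(P["top"],290,100,440,240,"g4t.png",5)
```

```text
t 47.85 pos [ 0.5094 -0.0387  0.0449] yaw -7.5 open 0.0101 F [ 1.2  0.5 -1.4] q6 -1.65 | shift units [-0.08  0.02  0.05] | turn units ry -0.01 ; shift units after turn [-0.08  0.02  0.05]
```

View pics/g4.png

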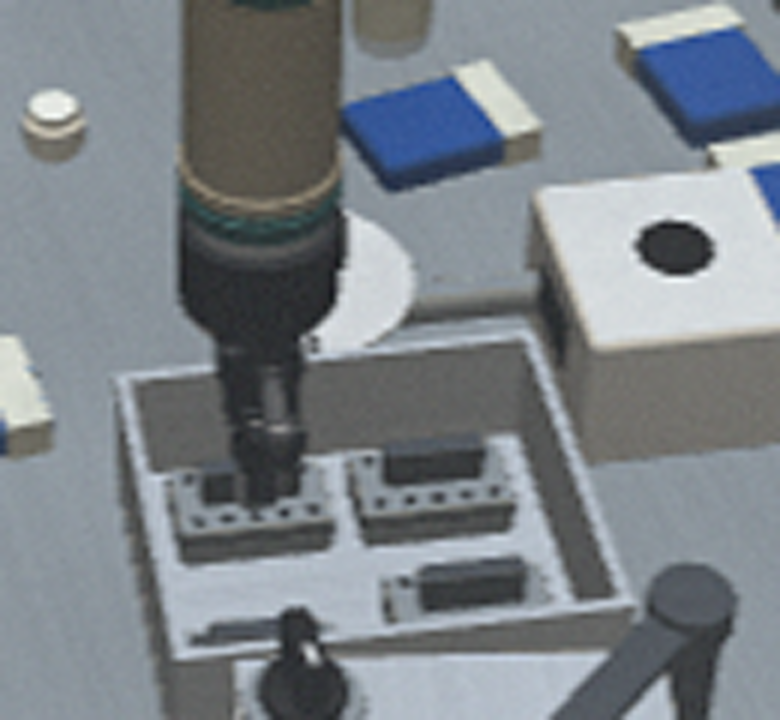

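View pics/g4t.png

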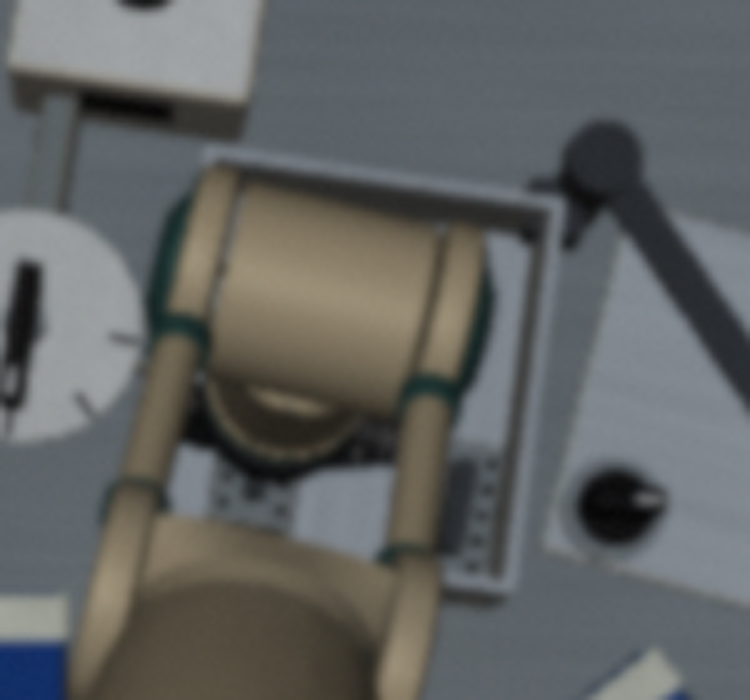

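Request:
{"name": "arm_command", "arguments": {
  "rows": [
    [[0,0.02,0],[0,0,0],0.2],
    [[0,0,0],[0,0,0],0.4],
    [[0,0,0],[0,0,0],0.4],
    [[0,-0.3,0],[0,0,0],0.4],
    [[0,-0.7,0],[0,0,0],0.4],
    [[0,-1,0],[0,0,0],0.4],
    [[0,-1,0],[0,0,0],0.4],
    [[0,-1,0],[0,0,0],0.4],
    [[0,-1,0],[0,0,0],0.4],
    [[0,-1,0],[0,0,0],0.4],
    [[0,-1,0],[0,0,0],0.4],
    [[-0.9,-0.5,0.9],[0,0,0],0.4],
    [[-0.9,-0.5,0.9],[0,0,0],0.4],
    [[-0.9,0,0.9],[0,0,0],0.4],
    [[-0.9,0,0.9],[0,0,0],0.4],
    [[-0.9,0,0.9],[0,0,0],0.4],
    [[-0.9,0,0.9],[0,0,0],0.4]
  ]
}}

```text
t: 49.37
position: [0.4148, 0.0835, 0.2044]
tool_rot: [[0.991, 0.001, 0.132], [-0.132, 0.0, 0.991], [0.001, -1.0, 0.0]]
force: [-0.3, 0.3, 0.1]
opening: 0.0345
```

Run:
```python
from h import *
P=getpics(); crop(P["side"],290,150,430,340,"h1.png",4);crop(P["top"],250,100,510,260,"h2.png",3)
to([.5079,-.0375,.0445],-7.5)
import pickle; pickle.dump(P,open("p1.pkl","wb"))
cs=np.array([.547,-.085]);a=np.radians(-7.5);R=np.array([[np.cos(a),-np.sin(a)],[np.sin(a),np.cos(a)]])
C=find_cas(P.values())
for n in C:
  for c in C[n]:
    z=.018 if c[0][1]<.02 else 0
    v,q=fit_cas([(P[n],c[1])],z); print(n,v[:2].round(4),round(np.degrees(v[2])%180,1),round(q,3),int(c[1].sum()),"local",(R.T@(v[:2]-cs)).round(3))
```

```text
t 49.47 pos [0.4127 0.0848 0.2042] yaw -7.4 open 0.0341 F [ 0.9  0.5 -0.5] q6 -1.41 | shift units [ 5.52  7.97 -5.47] | turn units ry 0.03 ; shift units after turn [ 5.53  7.97 -5.45]
side [ 0.5969 -0.0461] 173.2 0.891 423 local [0.044 0.045]
side [ 0.5068 -0.0372] 171.4 0.933 456 local [-0.046  0.042]
side [ 0.4706 -0.153 ] 73.8 0.138 33 local [-0.067 -0.077]
side [ 0.5892 -0.1113] 25.4 0.398 189 local [ 0.045 -0.021]
side [ 0.5484 -0.3415] 164.5 0.057 11300 local [ 0.035 -0.254]
side [0.7266 0.3894] 75.0 0.711 328 local [0.116 0.494]
top [ 0.5978 -0.0476] 172.8 0.898 457 local [0.045 0.044]
top [ 0.5071 -0.037 ] 173.4 0.946 504 local [-0.046  0.042]
top [ 0.4843 -0.1406] 171.0 0.871 468 local [-0.055 -0.063]
top [ 0.5881 -0.1316] 173.8 0.941 515 local [ 0.047 -0.041]
```

View pics/h1.png

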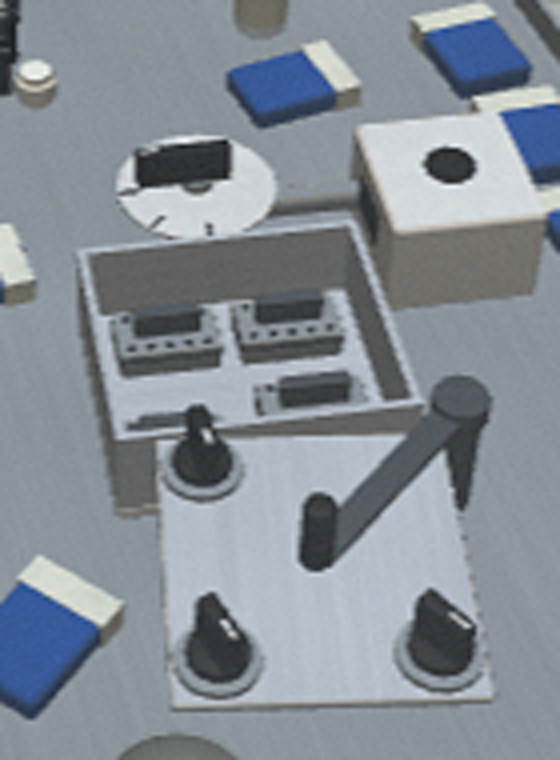

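View pics/h2.png

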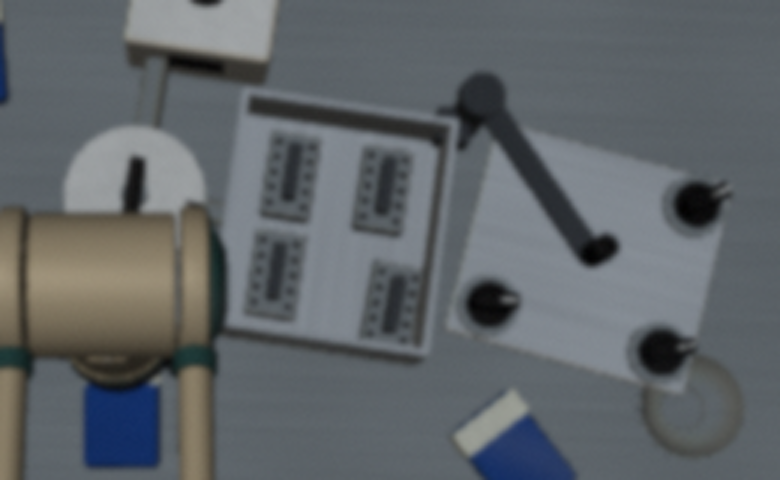

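Run:
```python
from h import *
import pickle
P=pickle.load(open("p1.pkl","rb"))
p=P["top"]
# flatness check of knocked cassette: overlay fit
im=p["img"][:,:,::-1].copy()
im=cv2.resize(im[120:240,300:420],None,fx=6,fy=6,interpolation=cv2.INTER_CUBIC)
for v in([.4843,-.1406,np.radians(171)],[.5881,-.1316,np.radians(173.8)],[.5071,-.037,np.radians(173.4)]):
    for b in cas_pts(*v,.018):
        u=(proj(p,b[4:])-[300,120]+.5)*6
        cv2.polylines(im,[cv2.convexHull(u.astype(np.int32))],True,(0,0,255),1)
cv2.imwrite("pics/i1.png",im)
to([.5226,-.303,.204],-145.5)
```

```text
t 49.57 pos [0.4157 0.0829 0.2043] yaw -7.5 open 0.0340 F [ 0.1 -0.2 -0.7] q6 -1.41 | shift units [  7.8    0.03 -18.44] | turn units ry 30.12 ; shift units after turn [ 6.52  0.03 18.93]
```

View pics/i1.png

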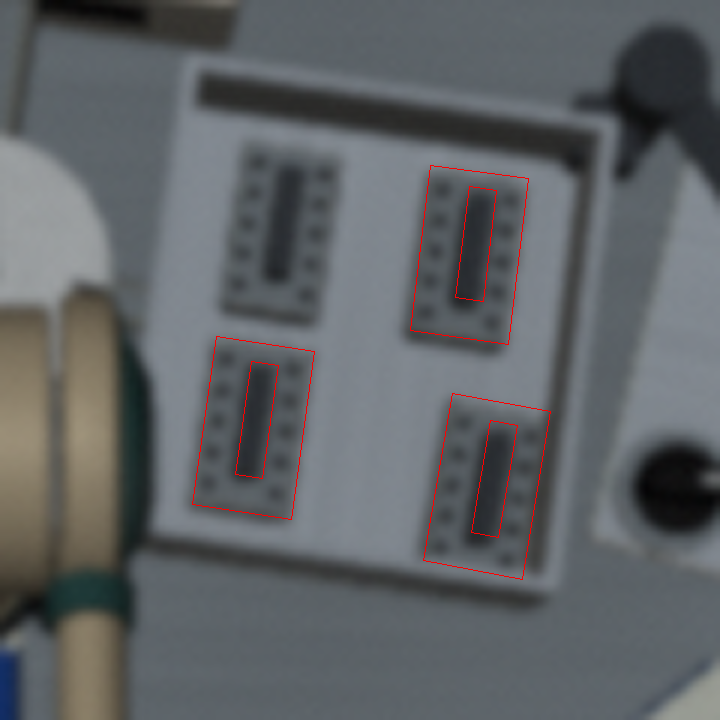

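Request:
{"name": "arm_command", "arguments": {
  "rows": [
    [[0.41,0,-0.97],[0,0,0],0.6],
    [[0.41,0,-0.97],[0,0,0],0.6],
    [[0.41,0,-0.97],[0,0,0],0.6],
    [[0.41,0,-0.97],[0,0,0],0.6],
    [[0.41,0,-0.97],[0,0,0],0.6],
    [[0.41,0,-0.97],[0,0,0],0.6],
    [[0.41,0,-0.97],[0,0,0],0.6],
    [[0.41,0,-0.97],[0,0,0],0.6],
    [[0.41,0,-0.97],[0,0,0],0.6],
    [[0.41,0,-0.97],[0,0,0],0.6],
    [[0.41,0,-0.97],[0,0,0],0.6],
    [[0.41,0,-0.97],[0,0,0],0.6],
    [[0.41,0,-0.97],[0,0,0],0.6],
    [[0.41,0,-0.97],[0,0,0],0.6],
    [[0.41,0,-0.97],[0,0,0],0.6],
    [[0.41,0,-0.97],[0,0,0],0.6],
    [[0.41,0,-0.97],[0,0,0],0.6],
    [[0.41,0,-0.97],[0,0,0],0.6],
    [[0.41,0,-0.97],[0,0,0],0.6]
  ]
}}

```text
t: 51.15
position: [0.5219, -0.3061, 0.2035]
tool_rot: [[0.991, 0.0, 0.133], [-0.133, -0.001, 0.991], [0.0, -1.0, -0.001]]
force: [0.5, 0.9, -0.2]
opening: 0.0512
```

Request:
{"name": "arm_command", "arguments": {
  "rows": [
    [[0,0,0],[0,1,0],0.6],
    [[0,0,0],[0,1,0],0.6],
    [[0,0,0],[0,1,0],0.6],
    [[0,0,0],[0,1,0],0.6],
    [[0,0,0],[0,1,0],0.6],
    [[0,0,0],[0,1,0],0.6],
    [[0,0,0],[0,1,0],0.6],
    [[0,0,0],[0,1,0],0.6],
    [[0,0,0],[0,1,0],0.6],
    [[0,0,0],[0,1,0],0.6],
    [[0,0,0],[0,1,0],0.6],
    [[0,0,0],[0,1,0],0.6],
    [[0,0,0],[0,1,0],0.6],
    [[0,0,0],[0,1,0],0.6],
    [[0,0,0],[0,1,0],0.6],
    [[0,0,0],[0,1,0],0.6],
    [[0,0,0],[0,1,0],0.6],
    [[0,0,0],[0,1,0],0.6],
    [[0,0,0],[0,1,0],0.6],
    [[0,0,0],[0,1,0],0.6]
  ]
}}

```text
t: 52.82
position: [0.5217, -0.305, 0.2035]
tool_rot: [[-0.165, 0.0, 0.986], [-0.986, -0.001, -0.165], [0.001, -1.0, 0.0]]
force: [0.5, -0.1, -0.5]
opening: 0.0512
```

Request:
{"name": "arm_command", "arguments": {
  "rows": [
    [[0,0,0],[0,1,0],0.6],
    [[0,0,0],[0,1,0],0.6],
    [[0,0,0],[0,1,0],0.6],
    [[0,0,0],[0,1,0],0.6],
    [[0,0,0],[0,1,0],0.6],
    [[0,0,0],[0,1,0],0.6],
    [[0,0,0],[0,1,0],0.6],
    [[0,0,0],[0,1,0],0.6],
    [[0,0,0],[0,1,0],0.6],
    [[0,0,0],[0,1,0],0.6],
    [[0,0,0],[0,0,0],0.6],
    [[0,0,0],[0,0,0],0.6],
    [[0,0,0],[0,0,0],0.6]
  ]
}}

```text
t: 53.9
position: [0.5217, -0.304, 0.2036]
tool_rot: [[-0.819, 0.0, 0.574], [-0.574, -0.0, -0.819], [0.0, -1.0, 0.0]]
force: [0.4, 0.1, 0.0]
opening: 0.0512
```

Run:
```python
from h import *
P=getpics(); crop(P["side"],300,200,440,340,"j1.png",5)
to([.5226,-.303,.107],-145.5); print(env.observe()["q"].round(3))
```

```text
t 54.00 pos [ 0.5217 -0.3036  0.2036] yaw -145.0 open 0.0516 F [-0.   0.1 -0.6] q6 0.32 | shift units [-0.06  4.83  0.  ] | turn units ry 0.11 ; shift units after turn [-0.06  4.83  0.  ]
[-0.642  0.335  1.488 -0.     1.319  0.318]
```

View pics/j1.png

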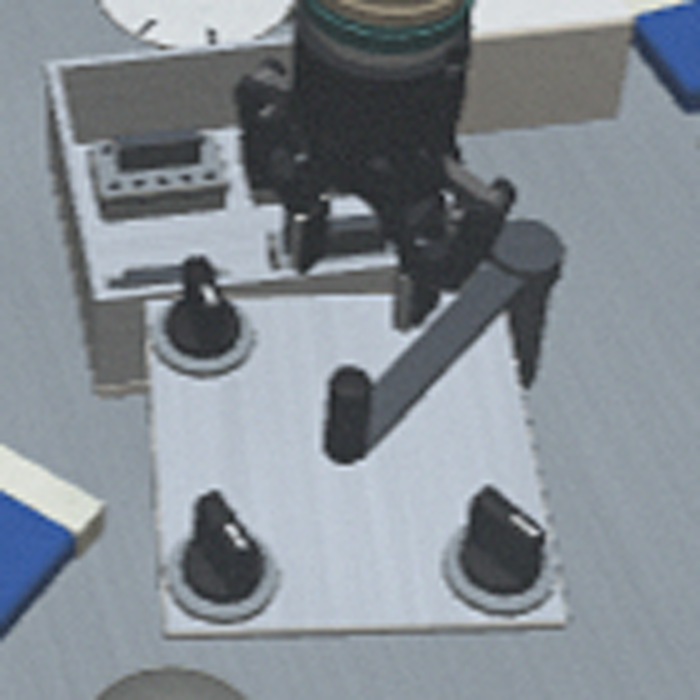

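Request:
{"name": "arm_command", "arguments": {
  "rows": [
    [[0,0.9,0],[0,0.1,0],0.6],
    [[0,0.9,0],[0,0,0],0.6],
    [[0,0.9,0],[0,0,0],0.6],
    [[0,0.9,0],[0,0,0],0.6],
    [[0,0.8,0],[0,0,0],0.6],
    [[0,0.4,0],[0,0,0],0.6],
    [[0,0,0],[0,0,0],0.6],
    [[0,0,0],[0,0,0],0.6],
    [[0,0,0],[0,0,0],0.29],
    [[0,0,0],[0,0,0],0.29],
    [[0,0,0],[0,0,0],0.29],
    [[0,0,0],[0,0,0],0.29]
  ]
}}

```text
t: 55.0
position: [0.5221, -0.3034, 0.1085]
tool_rot: [[-0.824, 0.001, 0.566], [-0.566, -0.001, -0.824], [-0.001, -1.0, 0.001]]
force: [-1.1, 0.8, 0.1]
opening: 0.0252
```

Run:
```python
from h import *
P=getpics(); crop(P["side"],300,200,440,340,"j2.png",5)
to([.5226,-.303,.107],-145.5)
# arc plan: hinge, start tangential step per row
h=np.array([.660,-.2085]); c=np.array([.547,-.085]); r=np.linalg.norm(c-h); print(r, np.degrees(np.arctan2(*(c-h)[::-1])))
```

```text
t 55.10 pos [ 0.5218 -0.3033  0.1081] yaw -145.5 open 0.0249 F [0.4 0.  0.5] q6 0.33 | shift units [-0.04  0.06  0.01] | turn units ry -0.00 ; shift units after turn [-0.04  0.06  0.01]
0.16739548978392457 132.45788215741536
```

View pics/j2.png

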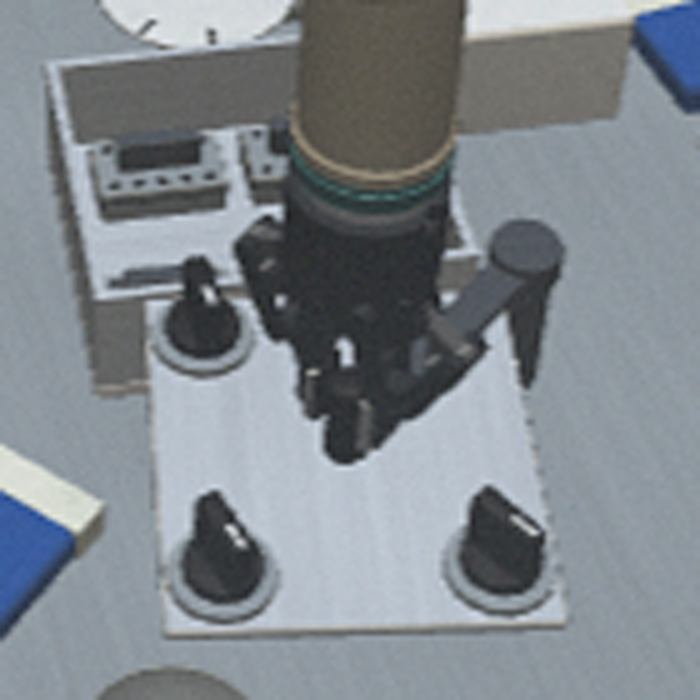

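Request:
{"name": "arm_command", "arguments": {
  "rows": [
    [[-0.01,0,-0.418],[0,0.625,0],0.29],
    [[-0.01,0,-0.418],[0,0.625,0],0.29],
    [[-0.01,0,-0.418],[0,0.625,0],0.29],
    [[-0.01,0,-0.418],[0,0.625,0],0.29],
    [[-0.01,0,-0.418],[0,0.625,0],0.29],
    [[-0.01,0,-0.418],[0,0.625,0],0.29],
    [[-0.01,0,-0.418],[0,0.625,0],0.29],
    [[-0.01,0,-0.418],[0,0.625,0],0.29],
    [[-0.01,0,-0.418],[0,0.625,0],0.29],
    [[-0.01,0,-0.418],[0,0.625,0],0.29]
  ]
}}

```text
t: 55.93
position: [0.4944, -0.2272, 0.1082]
tool_rot: [[-0.995, 0.003, 0.1], [-0.1, -0.004, -0.995], [-0.003, -1.0, 0.004]]
force: [1.3, -3.1, -1.2]
opening: 0.025
```

```bash
cat >> h.py <<'E'
def lidtgt():
    h=np.array([.660,-.2085]); s=env.observe(); R=s["tool_rot"]; y=np.arctan2(R[1,0],R[0,0])
    t=h+.1674*np.array([np.cos(y),np.sin(y)]); print("on-arc point for this yaw",t.round(4),"remaining deg",np.degrees(y)%360-132.5)
    d=s["position"][:2]-h; print("angle of tcp",np.degrees(np.arctan2(d[1],d[0]))%360,"r",np.linalg.norm(d)); to([t[0],t[1],.107])
E
python3 - <<'E'
from h import *
lidtgt()
P=getpics(); crop(P["side"],300,200,440,340,"j3.png",5)
E
```

```text
on-arc point for this yaw [ 0.4934 -0.2252] remaining deg 53.21852302251557
angle of tcp 186.44364930147395 r 0.16661161484613574
t 55.93 pos [ 0.4944 -0.2272  0.1082] yaw -174.3 open 0.0250 F [ 1.3 -3.1 -1.2] q6 0.91 | shift units [ 0.04  0.06 -0.11]
```

View pics/j3.png

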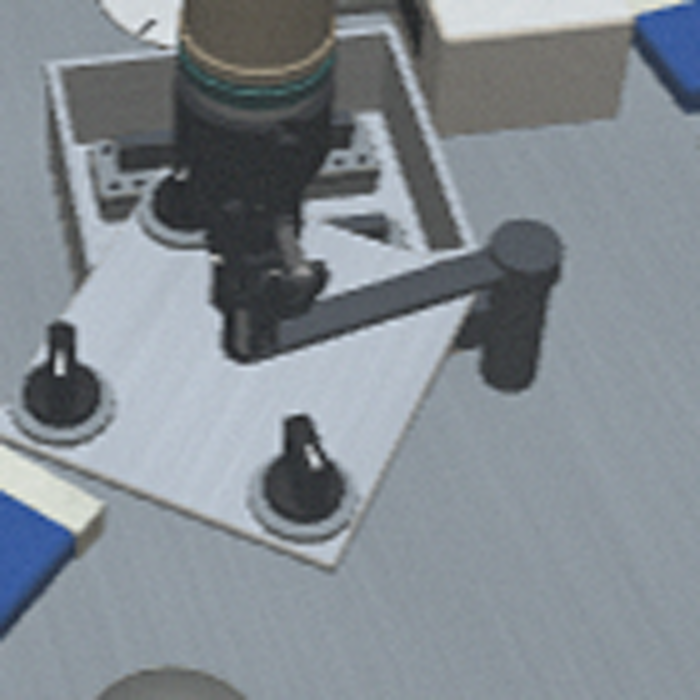

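Request:
{"name": "arm_command", "arguments": {
  "rows": [
    [[-0.01,0,-0.418],[0,0.625,0],0.29],
    [[-0.01,0,-0.418],[0,0.625,0],0.29],
    [[-0.01,0,-0.418],[0,0.625,0],0.29],
    [[-0.01,0,-0.418],[0,0.625,0],0.29],
    [[-0.01,0,-0.418],[0,0.625,0],0.29],
    [[-0.01,0,-0.418],[0,0.625,0],0.29],
    [[-0.01,0,-0.418],[0,0.625,0],0.29],
    [[-0.01,0,-0.418],[0,0.625,0],0.29],
    [[-0.01,0,-0.418],[0,0.625,0],0.29],
    [[-0.01,0,-0.418],[0,0.625,0],0.29],
    [[-0.01,0,-0.418],[0,0.625,0],0.29],
    [[-0.01,0,-0.418],[0,0.625,0],0.29],
    [[-0.01,0,-0.418],[0,0.625,0],0.29],
    [[-0.01,0,-0.418],[0,0.625,0],0.29],
    [[-0.01,0,-0.418],[0,0.625,0],0.29],
    [[-0.01,0,-0.3],[0,0.4,0],0.29],
    [[0,0,-0.3],[0,0.4,0],0.29],
    [[0,0,0],[0,0,0],0.29],
    [[0,0,0],[0,0,0],0.29]
  ]
}}

```text
t: 57.62
position: [0.5334, -0.098, 0.1076]
tool_rot: [[-0.758, -0.0, -0.652], [0.652, 0.001, -0.758], [0.001, -1.0, -0.0]]
force: [0.6, -0.8, -1.0]
opening: 0.0248
```

Run:
```python
from h import *
lidtgt()
P=getpics(); crop(P["side"],300,180,440,320,"j4.png",5)
```

```text
on-arc point for this yaw [ 0.5331 -0.0993] remaining deg 6.804029093301807
angle of tcp 138.87507066817182 r 0.16805000534430234
t 57.62 pos [ 0.5334 -0.098   0.1076] yaw 139.3 open 0.0248 F [ 0.6 -0.8 -1. ] q6 1.97 | shift units [-0.03  0.03  0.06]
```

View pics/j4.png

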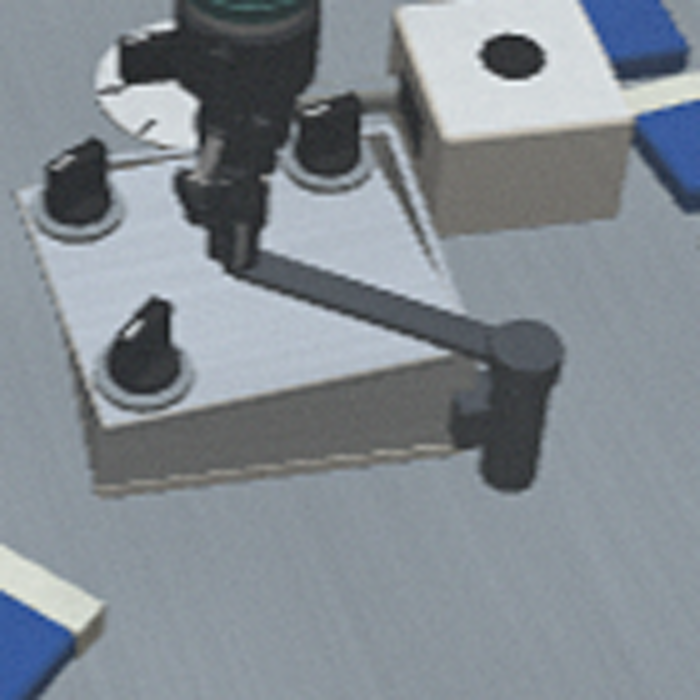

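Request:
{"name": "arm_command", "arguments": {
  "rows": [
    [[0,0,-0.25],[0,0.375,0],0.29],
    [[0,0,-0.25],[0,0.375,0],0.29],
    [[0,0,-0.25],[0,0.375,0],0.29],
    [[0,0,-0.25],[0,0.375,0],0.29],
    [[0,0,0],[0,0,0],0.29],
    [[0,0,0],[0,0,0],0.29]
  ]
}}

```text
t: 58.22
position: [0.547, -0.0836, 0.1076]
tool_rot: [[-0.674, -0.0, -0.739], [0.739, 0.0, -0.674], [0.0, -1.0, -0.0]]
force: [1.0, -1.7, 0.2]
opening: 0.0249
```

Run:
```python
from h import *
lidtgt()
```

```text
on-arc point for this yaw [ 0.5471 -0.0849] remaining deg -0.10592521718962189
angle of tcp 132.13950440046045 r 0.1683798878476491
t 58.22 pos [ 0.547  -0.0836  0.1076] yaw 132.4 open 0.0249 F [ 1.  -1.7  0.2] q6 2.12 | shift units [-0.05  0.03  0.04]
```

Push on in small steps until the stop shows in the force.

Request:
{"name": "arm_command", "arguments": {
  "rows": [
    [[0,0,-0.12],[0,0.15,0],0.29],
    [[0,0,-0.12],[0,0.15,0],0.29],
    [[0,0,0],[0,0,0],0.29],
    [[0,0,0],[0,0,0],0.29]
  ]
}}

```text
t: 58.55
position: [0.5476, -0.0833, 0.1075]
tool_rot: [[-0.657, -0.007, -0.754], [0.754, -0.005, -0.657], [0.0, -1.0, 0.008]]
force: [-7.5, -9.0, 3.3]
opening: 0.0247
```

Run:
```python
from h import *
lidtgt()
P=getpics(); crop(P["side"],300,180,440,320,"j5.png",5)
```

```text
on-arc point for this yaw [ 0.55   -0.0823] remaining deg -1.427011662763789
angle of tcp 131.9069536718106 r 0.16821897955286083
t 58.55 pos [ 0.5476 -0.0833  0.1075] yaw 131.1 open 0.0247 F [-7.5 -9.   3.3] q6 2.16 | shift units [-0.04  0.02 -0.12]
```

View pics/j5.png

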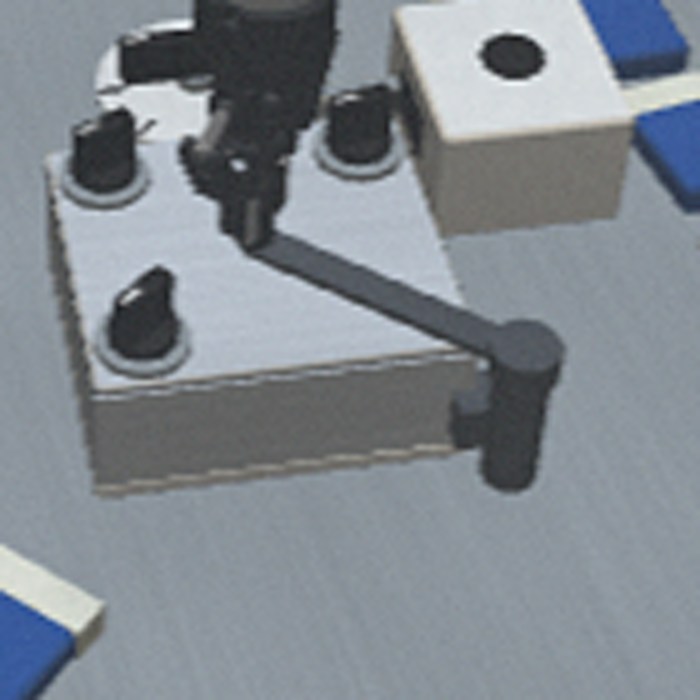

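Request:
{"name": "arm_command", "arguments": {
  "rows": [
    [[0,0,0],[0,0,0],0.5],
    [[0,0,0],[0,0,0],0.5],
    [[0,0,0],[0,0,0],0.5],
    [[0,-0.5,0],[0,0,0],0.5],
    [[0,-1,0],[0,0,0],0.5],
    [[0,-1,0],[0,0,0],0.5],
    [[0,-1,0],[0,0,0],0.5],
    [[0,-1,0],[0,0,0],0.5],
    [[0,-1,0],[0,0,0],0.5],
    [[0,-0.5,0],[0,0,0],0.5],
    [[0,0,0],[0,0,0],0.5]
  ]
}}

```text
t: 59.57
position: [0.5525, -0.0805, 0.2309]
tool_rot: [[-0.656, 0.006, -0.755], [0.755, -0.001, -0.656], [-0.005, -1.0, -0.004]]
force: [-0.3, -0.5, 0.7]
opening: 0.0425
```

Run:
```python
from h import *
P=getpics(); crop(P["side"],300,170,400,270,"k1.png",7);crop(P["top"],300,110,440,240,"k2.png",5)
to([.55,-.08,.2])
import pickle; pickle.dump(P,open("p2.pkl","wb"))
```

```text
t 59.67 pos [ 0.5507 -0.0801  0.2276] yaw 131.0 open 0.0423 F [ 0.2 -0.3  0.4] q6 2.16 | shift units [0.03 1.38 0.02]
```

View pics/k1.png

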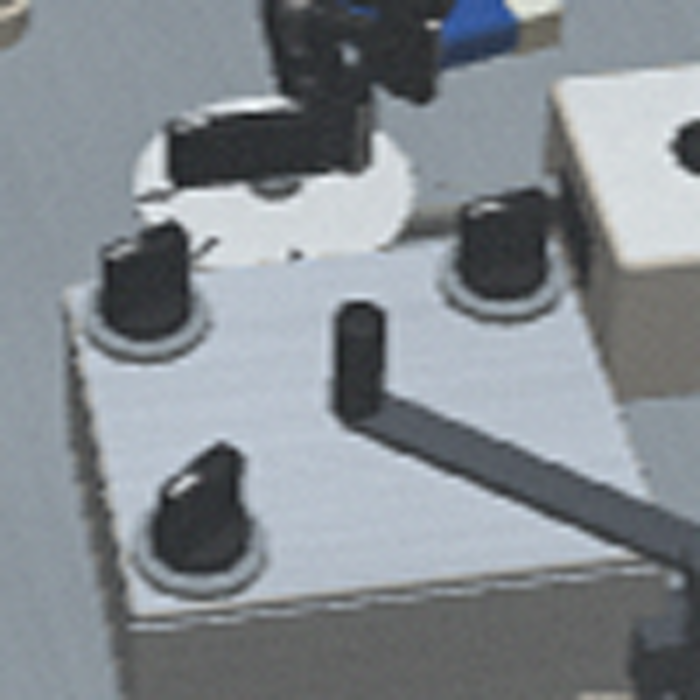

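View pics/k2.png

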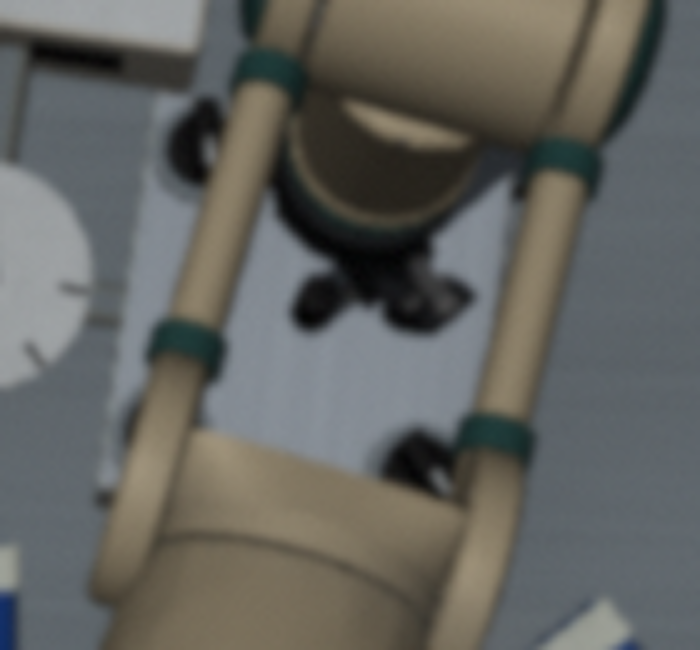

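Request:
{"name": "arm_command", "arguments": {
  "rows": [
    [[0.97,0,0],[0,0,0],0.5],
    [[0.97,0,0],[0,0,0],0.5],
    [[0.97,0,0],[0,0,0],0.5],
    [[0.97,0,0],[0,0,0],0.5],
    [[0.97,0,0],[0,0,0],0.5],
    [[0.97,0,0],[0,0,0],0.5],
    [[0.97,0,0],[0,0,0],0.5],
    [[0.97,0,0],[0,0,0],0.5],
    [[0.97,0,0],[0,0,0],0.5],
    [[0.97,0,0],[0,0,0],0.5],
    [[0.97,0,0],[0,0,0],0.5],
    [[0.97,0,0],[0,0,0],0.5]
  ]
}}

```text
t: 60.67
position: [0.3964, 0.096, 0.2261]
tool_rot: [[-0.655, -0.003, -0.755], [0.755, 0.0, -0.655], [0.002, -1.0, 0.003]]
force: [-0.6, -0.4, 0.2]
opening: 0.0427
```

Run:
```python
from h import *
P=getpics(); crop(P["top"],310,120,420,240,"k3.png",6); crop(P["side"],300,170,400,270,"k4.png",7)
to([.55,-.08,.2])
import pickle; pickle.dump(P,open("p2.pkl","wb"))
```

```text
t 60.77 pos [0.3951 0.0969 0.2262] yaw 131.1 open 0.0427 F [ 0.8 -0.8 -0.1] q6 2.49 | shift units [-11.76   1.27  -0.03]
```

View pics/k3.png

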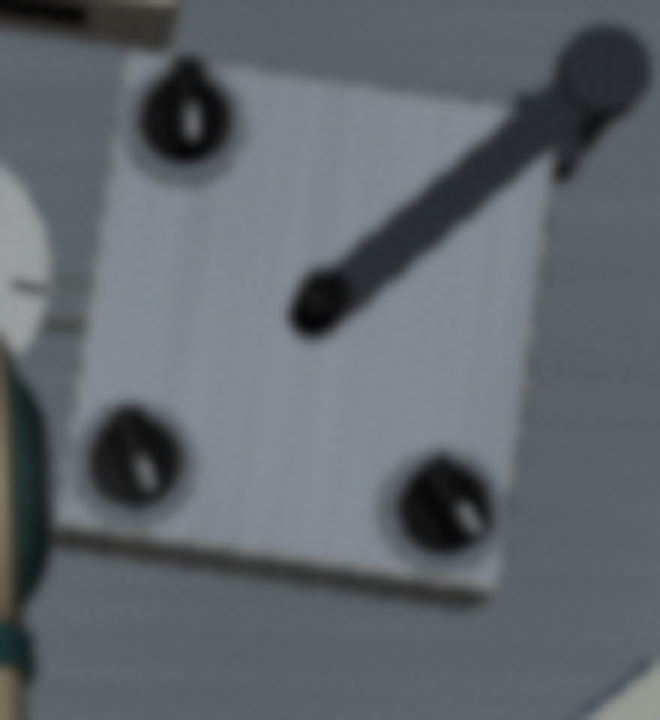

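View pics/k4.png

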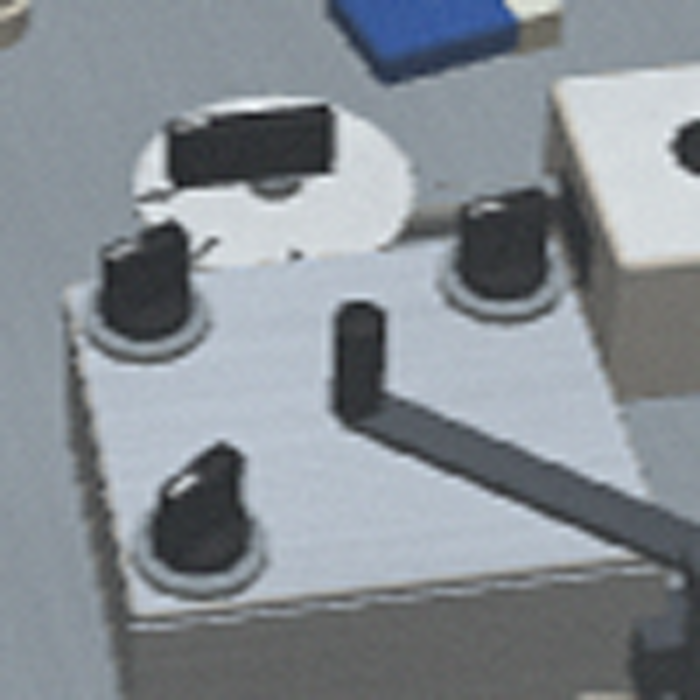

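Run:
```python
from h import *
import pickle
from scipy.optimize import least_squares
P=pickle.load(open("p2.pkl","rb"))
def tri(a,b):
    def f(X): return np.r_[proj(P["top"],X)[0]-a,proj(P["side"],X)[0]-b]
    r=least_squares(f,[.5,0,.1]); return r.x,r.fun
t6=lambda u:np.array(u)/6+[310,120]; s7=lambda u:np.array(u)/7+[300,170]
cs=np.array([.547,-.085]);a=np.radians(-7.5);R=np.array([[np.cos(a),-np.sin(a)],[np.sin(a),np.cos(a)]])
K={"K1":((187,65),(194,135),(545,190),(472,208)),"K2":((130,412),(150,488),(182,228),(106,252)),"K3":((440,460),(478,525),(237,450),(172,492))}
D={"K1":((182,125),(503,287)),"K2":((134,463),(148,318)),"K3":((437,513),(200,548))}
for k,(t1,t2,s1,s2) in K.items():
    A,fa=tri(t6(t1),s7(s1));B,fb=tri(t6(t2),s7(s2)); d=A-B
    print(k,A.round(4),B.round(4),fa.round(1),fb.round(1),"len",np.linalg.norm(d[:2]).round(4),"mid",((A+B)/2).round(4),"yaw",np.degrees(np.arctan2(d[1],d[0])).round(1),"yaw at z.137 top",end=" ")
    a1=ray(P["top"],t6(t1),.135)[:2];b1=ray(P["top"],t6(t2),.135)[:2];print(np.degrees(np.arctan2(*(a1-b1)[::-1])).round(1),((a1+b1)/2).round(4),np.linalg.norm(a1-b1).round(3))
    print("   disc top/side z.095",ray(P["top"],t6(D[k][0]),.095)[:2].round(4),ray(P["side"],s7(D[k][1]),.095)[:2].round(4),"local mid",(R.T@((A+B)[:2]/2-cs)).round(4),(R.T@(ray(P["top"],t6(D[k][0]),.095)[:2]-cs)).round(4))
for n in P:
  for d in finder.masks_of("clamp_a",P[n]) if False else []: pass
```

```text
K1 [ 0.6462 -0.027   0.1364] [ 0.6147 -0.0303  0.1375] [ 0.2 -0.9 -1.   0.3] [ 0.1 -0.4 -0.5  0.1] len 0.0316 mid [ 0.6304 -0.0287  0.1369] yaw 5.9 yaw at z.137 top 6.7 [ 0.6293 -0.0285] 0.03
   disc top/side z.095 [ 0.6289 -0.0274] [ 0.6306 -0.0356] local mid [0.0754 0.0667] [0.0737 0.0678]
K2 [ 0.4979 -0.0065  0.135 ] [ 0.465  -0.0151  0.138 ] [ 0.1 -0.5 -0.6  0.1] [ 0.  -0.1 -0.1  0. ] len 0.034 mid [ 0.4815 -0.0108  0.1365] yaw 14.7 yaw at z.137 top 15.9 [ 0.4809 -0.0108] 0.033
   disc top/side z.095 [ 0.4814 -0.0101] [ 0.4835 -0.0129] local mid [-0.0747  0.065 ] [-0.0748  0.0657]
K3 [ 0.4818 -0.1345  0.135 ] [ 0.4535 -0.1499  0.136 ] [ 0.1 -0.6 -0.6  0.1] [-0.   0.1  0.1 -0. ] len 0.0322 mid [ 0.4677 -0.1422  0.1355] yaw 28.6 yaw at z.137 top 30.9 [ 0.4671 -0.1422] 0.031
   disc top/side z.095 [ 0.4638 -0.1388] [ 0.4666 -0.1433] local mid [-0.0712 -0.0671] [-0.0755 -0.0642]
```

Request:
{"name": "arm_command", "arguments": {
  "rows": [
    [[0,0,0],[0,-1,0],0.5],
    [[0,0,0],[0,-1,0],0.5],
    [[0,0,0],[0,-1,0],0.5],
    [[0,0,0],[0,-1,0],0.5],
    [[0,0,0],[0,-1,0],0.5],
    [[0,0,0],[0,-1,0],0.5],
    [[0,0,0],[0,-1,0],0.5],
    [[0,0,0],[0,-1,0],0.5],
    [[0,0,0],[0,-1,0],0.5],
    [[0,0,0],[0,-1,0],0.5],
    [[0,0,0],[0,-1,0],0.5],
    [[0,0,0],[0,-1,0],0.5],
    [[0,0,0],[0,-1,0],0.5],
    [[0,0,0],[0,-1,0],0.5],
    [[0,0,0],[0,-1,0],0.5],
    [[0,0,0],[0,-1,0],0.5],
    [[0,0,0],[0,-1,0],0.5],
    [[0,0,0],[0,-1,0],0.5],
    [[0,0,0],[0,-1,0],0.5],
    [[0,0,0],[0,-1,0],0.5]
  ]
}}

```text
t: 62.43
position: [0.3983, 0.0948, 0.2265]
tool_rot: [[-0.733, -0.002, 0.68], [-0.68, -0.001, -0.733], [0.002, -1.0, -0.001]]
force: [-0.8, -0.3, -0.7]
opening: 0.0427
```

Request:
{"name": "arm_command", "arguments": {
  "rows": [
    [[0,0,0],[0,-1,0],0.5],
    [[0,0,0],[0,-1,0],0.5],
    [[0,0,0],[0,-1,0],0.5],
    [[0,0,0],[0,-1,0],0.5],
    [[0,0,0],[0,-1,0],0.5],
    [[0,0,0],[0,-1,0],0.5],
    [[0,0,0],[0,-1,0],0.5],
    [[0,0,0],[0,-1,0],0.5],
    [[0,0,0],[0,-1,0],0.5],
    [[0,0,0],[0,-1,0],0.5],
    [[0,0,0],[0,-1,0],0.5],
    [[0,0,0],[0,-1,0],0.5],
    [[0,0,0],[0,-1,0],0.5],
    [[0,0,0],[0,-1,0],0.5],
    [[0,0,0],[0,-1,0],0.5],
    [[0,0,0],[0,-1,0],0.5],
    [[0,0,0],[0,-1,0],0.5],
    [[0,0,0],[0,-1,0],0.5],
    [[0,0,0],[0,-1,0],0.5],
    [[0,0,0],[0,-1,0],0.5]
  ]
}}

```text
t: 64.1
position: [0.3983, 0.0948, 0.2266]
tool_rot: [[0.701, -0.002, 0.713], [-0.713, -0.001, 0.701], [-0.001, -1.0, -0.002]]
force: [1.0, 0.4, -0.3]
opening: 0.0423
```

Request:
{"name": "arm_command", "arguments": {
  "rows": [
    [[0,0,0],[0,-1,0],0.5],
    [[0,0,0],[0,-1,0],0.5],
    [[0,0,0],[0,-1,0],0.5],
    [[0,0,0],[0,-1,0],0.5],
    [[0,0,0],[0,-1,0],0.5],
    [[0,0,0],[0,-1,0],0.5],
    [[0,0,0],[0,-1,0],0.5],
    [[0,0,0],[0,-1,0],0.5],
    [[0,0,0],[0,-1,0],0.5],
    [[0,0,0],[0,-1,0],0.5],
    [[0,0,0],[0,-1,0],0.5],
    [[0,0,0],[0,-1,0],0.5],
    [[0,0,0],[0,-0.9,0],0.5],
    [[0,0,0],[0,0,0],0.5],
    [[0,0,0],[0,0,0],0.5]
  ]
}}

```text
t: 65.35
position: [0.3982, 0.095, 0.2268]
tool_rot: [[0.973, -0.002, -0.23], [0.23, -0.0, 0.973], [-0.002, -1.0, 0.0]]
force: [0.2, 0.3, -0.5]
opening: 0.0428
```

Run:
```python
from h import *
to([.4812,-.0108,.17],15.5); to([.4812,-.0108,.109],15.5)
```

```text
t 65.35 pos [0.3982 0.095  0.2268] yaw 13.3 open 0.0428 F [ 0.2  0.3 -0.5] q6 -1.74 | shift units [ 2.82  2.84 -6.1 ] | turn units ry -0.48 ; shift units after turn [ 2.59  2.84 -6.2 ]
t 65.35 pos [0.3982 0.095  0.2268] yaw 13.3 open 0.0428 F [ 0.2  0.3 -0.5] q6 -1.74 | shift units [ 2.83  5.89 -6.1 ] | turn units ry -0.48 ; shift units after turn [ 2.59  5.89 -6.21]
```

Request:
{"name": "arm_command", "arguments": {
  "rows": [
    [[0.403,0.2,-0.872],[0,0,0],0.5],
    [[0.403,0.4,-0.872],[0,0,0],0.5],
    [[0.403,0.5,-0.872],[0,0,0],0.5],
    [[0.403,0.5,-0.872],[0,0,0],0.5],
    [[0.403,0.5,-0.872],[0,0,0],0.5],
    [[0.403,0.4,-0.872],[0,0,0],0.5],
    [[0.403,0.3,-0.872],[0,0,0],0.5],
    [[0,0,0],[0,-0.48,0],0.5],
    [[0,0,0],[0,0,0],0.5],
    [[0,0,0],[0,0,0],0.5],
    [[0,0,0],[0,0,0],0.5]
  ]
}}

```text
t: 66.27
position: [0.4812, -0.01, 0.1716]
tool_rot: [[0.963, -0.0, -0.268], [0.268, 0.0, 0.963], [-0.0, -1.0, 0.0]]
force: [0.6, 0.1, 0.2]
opening: 0.0428
```

Run:
```python
from h import *
P=getpics(); crop(P["side"],290,140,400,260,"l3.png",6)
to([.4812,-.0108,.110],15.5)
```

```text
t 66.37 pos [ 0.4812 -0.0098  0.1719] yaw 15.6 open 0.0427 F [-0.2  0.3 -0.2] q6 -2.01 | shift units [-0.01  3.09 -0.05] | turn units ry 0.03 ; shift units after turn [-0.01  3.09 -0.05]
```

View pics/l3.png

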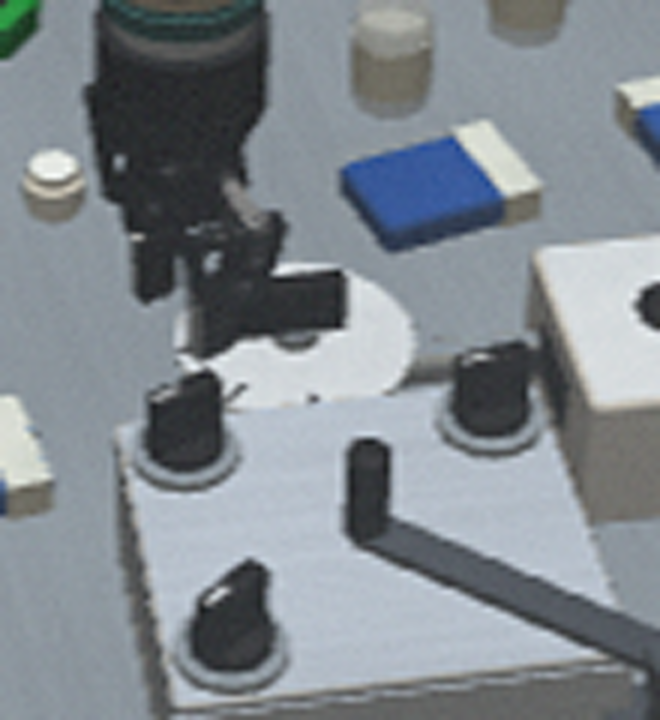

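Request:
{"name": "arm_command", "arguments": {
  "rows": [
    [[0,0.8,-0.05],[0,0,0],0.5],
    [[0,0.8,0],[0,0,0],0.5],
    [[0,0.7,0],[0,0,0],0.5],
    [[0,0.5,0],[0,0,0],0.5],
    [[0,0.28,0],[0,0,0],0.5],
    [[0,0,0],[0,0,0],0.5],
    [[0,0,0],[0,0,0],0.5],
    [[0,0,0],[0,0,0],0.5],
    [[0,0,0],[0,0,0],0],
    [[0,0,0],[0,0,0],0],
    [[0,0,0],[0,0,0],0],
    [[0,0,0],[0,0,0],0],
    [[0,0,0],[0,0,0],0],
    [[0,0,0],[0,0,0],0]
  ],
  "grip_force": 60
}}

```text
t: 67.53
position: [0.4822, -0.0114, 0.1108]
tool_rot: [[0.963, 0.001, -0.27], [0.27, -0.0, 0.963], [0.001, -1.0, -0.001]]
force: [-1.1, -1.1, 6.3]
opening: 0.0132
```

Run:
```python
from h import *
P=getpics(); crop(P["side"],290,140,400,260,"l4.png",6)
to([.4812,-.0108,.110],15.5);print(env.observe()["moment"])
```

```text
t 67.63 pos [ 0.4823 -0.0114  0.1108] yaw 15.6 open 0.0132 F [-0.3 -0.7  5.5] q6 -2.01 | shift units [-0.04  0.04  0.04] | turn units ry 0.03 ; shift units after turn [-0.04  0.04  0.04]
[-0.0620754   0.17203391  0.04860995]
```

View pics/l4.png

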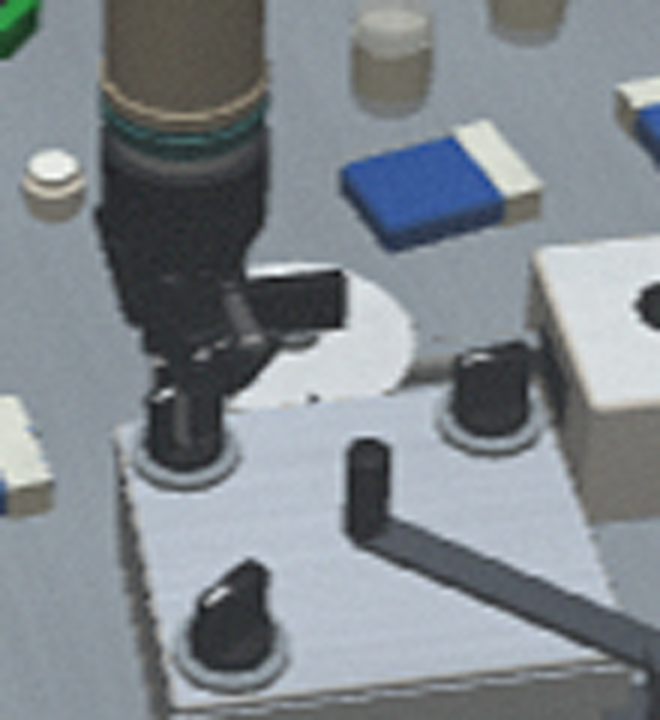

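Request:
{"name": "arm_command", "arguments": {
  "rows": [
    [[0,0,0],[0,0.8,0],0],
    [[0,0,0],[0,0.8,0],0],
    [[0,0,0],[0,0.8,0],0],
    [[0,0,0],[0,0.8,0],0],
    [[0,0,0],[0,0.8,0],0],
    [[0,0,0],[0,0.8,0],0],
    [[0,0,0],[0,0.8,0],0],
    [[0,0,0],[0,0.8,0],0],
    [[0,0,0],[0,0.8,0],0],
    [[0,0,0],[0,0.8,0],0],
    [[0,0,0],[0,0.8,0],0],
    [[0,0,0],[0,0.8,0],0],
    [[0,0,0],[0,0.8,0],0],
    [[0,0,0],[0,0.8,0],0],
    [[0,0,0],[0,0.8,0],0],
    [[0,0,0],[0,0,0],0]
  ]
}}

```text
t: 68.97
position: [0.4821, -0.0117, 0.1108]
tool_rot: [[0.772, 0.001, 0.636], [-0.636, -0.001, 0.772], [0.002, -1.0, -0.0]]
force: [-0.8, -1.7, 5.9]
opening: 0.0129
```

Run:
```python
from h import *
P=getpics(); crop(P["side"],290,140,400,260,"l5.png",6)
to([.4812,-.0108,.110],15.5);print(env.observe()["moment"])
```

```text
t 69.07 pos [ 0.4822 -0.0118  0.1108] yaw -39.4 open 0.0129 F [-0.4 -0.8  5.7] q6 -1.05 | shift units [-0.07  0.04  0.01] | turn units ry -11.97 ; shift units after turn [-0.03  0.04  0.06]
[-0.23978726  0.19368064 -0.03565766]
```

View pics/l5.png

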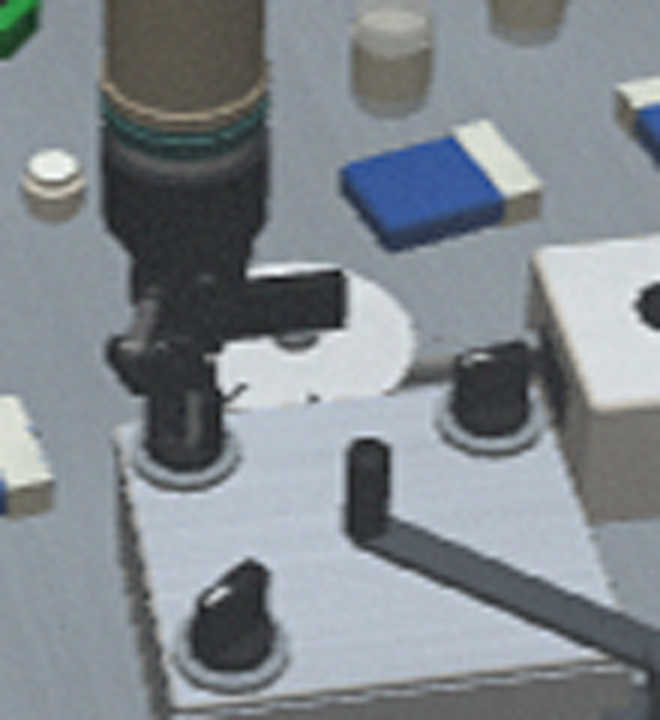

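Request:
{"name": "arm_command", "arguments": {
  "rows": [
    [[0,0,0],[0,0.7,0],0],
    [[0,0,0],[0,0.7,0],0],
    [[0,0,0],[0,0.7,0],0],
    [[0,0,0],[0,0.7,0],0],
    [[0,0,0],[0,0.7,0],0],
    [[0,0,0],[0,0.7,0],0],
    [[0,0,0],[0,0.5,0],0],
    [[0,0,0],[0,0.3,0],0],
    [[0,0,0],[0,0,0],0],
    [[0,0,0],[0,0,0],0]
  ]
}}

```text
t: 69.9
position: [0.4821, -0.0119, 0.1109]
tool_rot: [[0.469, 0.001, 0.883], [-0.883, -0.002, 0.469], [0.002, -1.0, -0.0]]
force: [-1.8, -1.3, 6.6]
opening: 0.0129
```

Run:
```python
from h import *
to([.4812,-.0108,.110],15.5);print(env.observe()["moment"])
```

```text
t 69.90 pos [ 0.4821 -0.0119  0.1109] yaw -62.1 open 0.0129 F [-1.8 -1.3  6.6] q6 -0.65 | shift units [-0.07  0.04 -0.01] | turn units ry -16.92 ; shift units after turn [-0.03  0.04  0.06]
[-0.21843032  0.23150105  1.09551372]
```

Request:
{"name": "arm_command", "arguments": {
  "rows": [
    [[0,0,0],[0,0.3,0],0],
    [[0,0,0],[0,0.3,0],0],
    [[0,0,0],[0,0,0],0],
    [[0,0,0],[0,0,0],0]
  ]
}}

```text
t: 70.23
position: [0.482, -0.0119, 0.1109]
tool_rot: [[0.428, 0.001, 0.904], [-0.904, -0.003, 0.428], [0.003, -1.0, -0.0]]
force: [-0.7, -1.3, 6.1]
opening: 0.0127
```

Run:
```python
from h import *
to([.4812,-.0108,.110],15.5);print(env.observe()["moment"])
```

```text
t 70.23 pos [ 0.482  -0.0119  0.1109] yaw -64.6 open 0.0127 F [-0.7 -1.3  6.1] q6 -0.61 | shift units [-0.07  0.04 -0.01] | turn units ry -17.49 ; shift units after turn [-0.03  0.05  0.06]
[-0.1404068   0.20757894  1.83164466]
```

Request:
{"name": "arm_command", "arguments": {
  "rows": [
    [[0,0,0],[0,0.3,0],0],
    [[0,0,0],[0,0,0],0],
    [[0,0,0],[0,0,0],0.25],
    [[0,0,0],[0,0,0],0.5],
    [[0,0,0],[0,0,0],0.5],
    [[0,0,0],[0,0,0],0.5],
    [[0,-0.4,0],[0,0,0],0.5],
    [[0,-0.8,0],[0,0,0],0.5],
    [[0,-1,0],[0,0,0],0.5],
    [[0,-1,0],[0,0,0],0.5],
    [[0,-0.5,0],[0,0,0],0.5],
    [[0,0,0],[0,0,0],0.5]
  ]
}}

```text
t: 71.23
position: [0.4836, -0.0115, 0.1867]
tool_rot: [[0.4, 0.006, 0.917], [-0.917, -0.001, 0.4], [0.003, -1.0, 0.005]]
force: [0.3, -1.1, -0.1]
opening: 0.0429
```

Run:
```python
from h import *
P=getpics(); crop(P["side"],290,140,400,260,"l6.png",6)
to([.630,-.0285,.185],6.5)
```

```text
t 71.33 pos [ 0.4815 -0.0112  0.184 ] yaw -66.4 open 0.0427 F [-0.3  0.3  0.2] q6 -0.58 | shift units [ 3.76 -0.05  6.46] | turn units ry -15.91 ; shift units after turn [ 7.28 -0.05 -1.7 ]
```

View pics/l6.png

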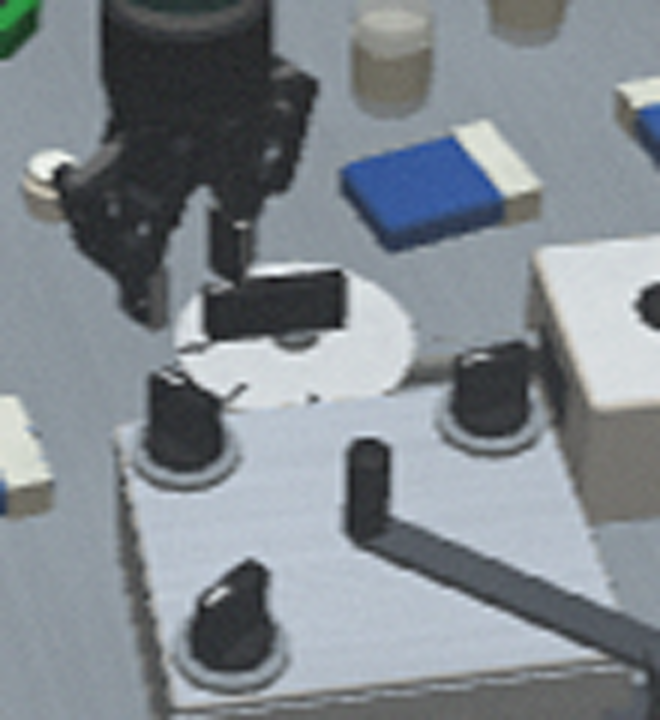

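Run:
```python
from h import *
import pickle
from scipy.optimize import least_squares
P=pickle.load(open("p2.pkl","rb"))
def tri(a,b):
    def f(X): return np.r_[proj(P["top"],X)[0]-a,proj(P["side"],X)[0]-b]
    r=least_squares(f,[.5,0,.1]); return r.x.round(4),r.fun.round(1)
print(tri(np.array([243,182])/3+[260,60],np.array([287,172])/3+[290,150]))
print(tri(np.array([95,163])/3+[260,60],np.array([265,97])/3+[290,150]))
```

```text
(array([ 0.6808, -0.0276,  0.0914]), array([-0.2,  1.1,  1.2, -0.4]))
(array([0.7021, 0.101 , 0.0788]), array([ 0.1, -0.5, -0.6,  0.2]))
```

Request:
{"name": "arm_command", "arguments": {
  "rows": [
    [[0,0,0],[0,-0.994,0],0.45],
    [[0,0,0],[0,-0.994,0],0.45],
    [[0,0,0],[0,-0.994,0],0.45],
    [[0,0,0],[0,-0.994,0],0.45],
    [[0,0,0],[0,-0.994,0],0.45],
    [[0,0,0],[0,-0.994,0],0.45],
    [[0,0,0],[0,-0.994,0],0.45],
    [[0,0,0],[0,-0.994,0],0.45],
    [[0,0,0],[0,-0.994,0],0.45],
    [[0,0,0],[0,-0.994,0],0.45],
    [[0,0,0],[0,-0.994,0],0.45],
    [[0,0,0],[0,-0.994,0],0.45],
    [[0,0,0],[0,-0.994,0],0.45],
    [[0,0,0],[0,-0.994,0],0.45],
    [[0,0,0],[0,-0.994,0],0.45],
    [[0,0,0],[0,-0.994,0],0.45],
    [[0,0,0],[0,0,0],0.45]
  ]
}}

```text
t: 72.75
position: [0.4807, -0.011, 0.1825]
tool_rot: [[0.993, -0.003, -0.114], [0.114, 0.001, 0.993], [-0.003, -1.0, 0.001]]
force: [0.9, -0.8, -0.7]
opening: 0.0382
```

Run:
```python
from h import *
to([.630,-.0285,.185],6.5)
```

```text
t 72.75 pos [ 0.4807 -0.011   0.1825] yaw 6.5 open 0.0382 F [ 0.9 -0.8 -0.7] q6 -1.85 | shift units [ 7.32 -0.15 -1.72] | turn units ry 0.01 ; shift units after turn [ 7.32 -0.15 -1.71]
```

Request:
{"name": "arm_command", "arguments": {
  "rows": [
    [[0.91,0,-0.215],[0,0,0],0.45],
    [[0.91,0,-0.215],[0,0,0],0.45],
    [[0.91,0,-0.215],[0,0,0],0.45],
    [[0.91,0,-0.215],[0,0,0],0.45],
    [[0.91,0,-0.215],[0,0,0],0.45],
    [[0.91,0,-0.215],[0,0,0],0.45],
    [[0.91,0,-0.215],[0,0,0],0.45],
    [[0.91,0,-0.215],[0,0,0],0.45],
    [[0,0,0],[0,0,0],0.45],
    [[0,0,0],[0,0,0],0.45],
    [[0,0,0],[0,0,0],0.45]
  ]
}}

```text
t: 73.67
position: [0.6289, -0.0287, 0.1829]
tool_rot: [[0.994, -0.003, -0.112], [0.112, 0.001, 0.994], [-0.003, -1.0, 0.001]]
force: [0.5, 0.1, 0.4]
opening: 0.0383
```

Run:
```python
from h import *
to([.630,-.0285,.1105],6.5)
P=getpics(); crop(P["side"],320,140,430,260,"m1.png",6)
```

```text
t 73.67 pos [ 0.6289 -0.0287  0.1829] yaw 6.4 open 0.0383 F [0.5 0.1 0.4] q6 -1.84 | shift units [ 0.07  3.62 -0.  ] | turn units ry -0.02 ; shift units after turn [ 0.07  3.62 -0.  ]
```

View pics/m1.png

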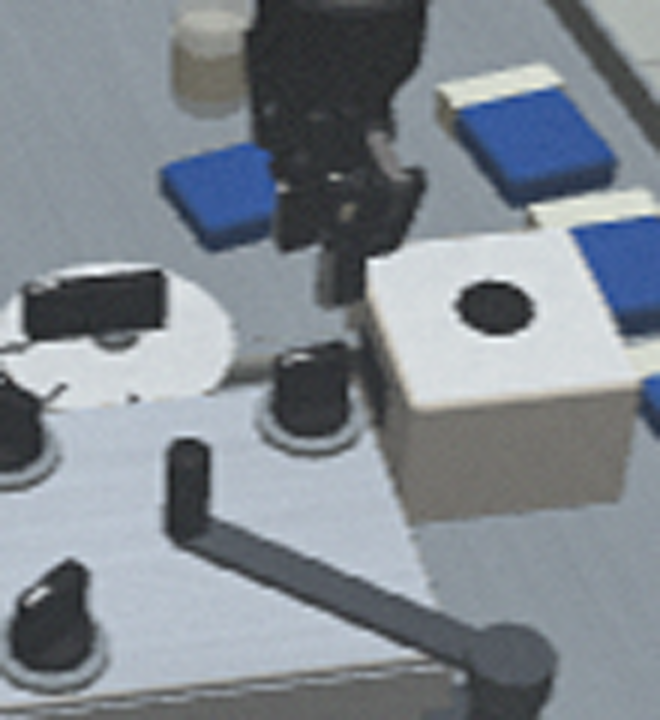

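Request:
{"name": "arm_command", "arguments": {
  "rows": [
    [[0.03,0.8,0],[0,0,0],0.45],
    [[0,0.8,0],[0,0,0],0.45],
    [[0,0.8,0],[0,0,0],0.45],
    [[0,0.6,0],[0,0,0],0.45],
    [[0,0.4,0],[0,0,0],0.45],
    [[0,0.2,0],[0,0,0],0.45],
    [[0,0,0],[0,0,0],0.45],
    [[0,0,0],[0,0,0],0.45],
    [[0,0,0],[0,0,0],0],
    [[0,0,0],[0,0,0],0],
    [[0,0,0],[0,0,0],0],
    [[0,0,0],[0,0,0],0],
    [[0,0,0],[0,0,0],0],
    [[0,0,0],[0,0,0],0]
  ]
}}

```text
t: 74.93
position: [0.6316, -0.0296, 0.1133]
tool_rot: [[0.994, 0.002, -0.112], [0.112, -0.001, 0.994], [0.002, -1.0, -0.001]]
force: [-1.3, -2.5, 4.6]
opening: 0.0127
```

Run:
```python
from h import *
P=getpics(); crop(P["side"],320,140,430,260,"m2.png",6)
to([.630,-.0285,.1105],6.5);print(env.observe()["moment"])
```

```text
t 75.03 pos [ 0.6316 -0.0296  0.1133] yaw 6.4 open 0.0128 F [-0.2 -2.8  6.3] q6 -1.84 | shift units [-0.07  0.14  0.06] | turn units ry -0.01 ; shift units after turn [-0.07  0.14  0.06]
[-0.44661705  0.15999525 -0.51225121]
```

View pics/m2.png

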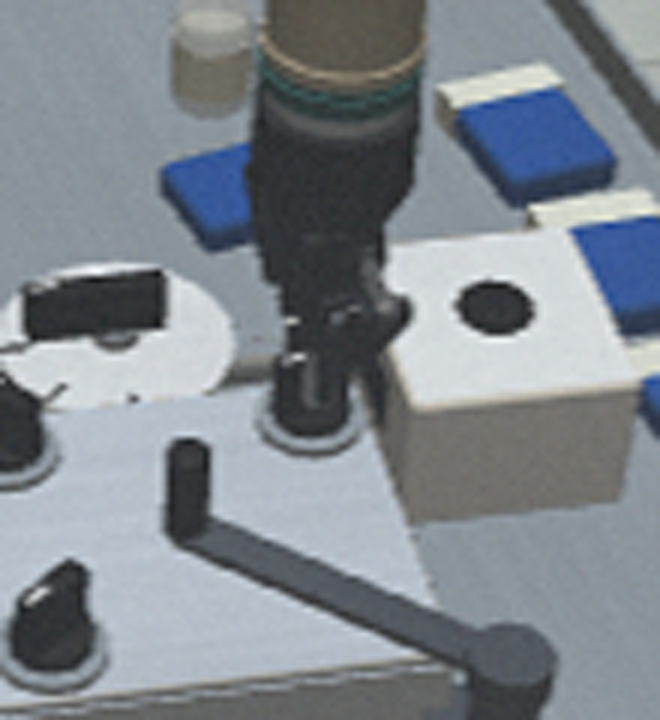

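Gripped. Turn clockwise, 17 units, then check.

Request:
{"name": "arm_command", "arguments": {
  "rows": [
    [[0,0,0],[0,0.8,0],0],
    [[0,0,0],[0,0.8,0],0],
    [[0,0,0],[0,0.8,0],0],
    [[0,0,0],[0,0.8,0],0],
    [[0,0,0],[0,0.8,0],0],
    [[0,0,0],[0,0.8,0],0],
    [[0,0,0],[0,0.8,0],0],
    [[0,0,0],[0,0.8,0],0],
    [[0,0,0],[0,0.8,0],0],
    [[0,0,0],[0,0.8,0],0],
    [[0,0,0],[0,0.8,0],0],
    [[0,0,0],[0,0.8,0],0],
    [[0,0,0],[0,0.8,0],0],
    [[0,0,0],[0,0.8,0],0],
    [[0,0,0],[0,0.8,0],0],
    [[0,0,0],[0,0.8,0],0],
    [[0,0,0],[0,0.8,0],0],
    [[0,0,0],[0,0.8,0],0],
    [[0,0,0],[0,0.8,0],0],
    [[0,0,0],[0,0.5,0],0]
  ]
}}

```text
t: 76.7
position: [0.6311, -0.0305, 0.1133]
tool_rot: [[0.414, 0.001, 0.91], [-0.91, -0.003, 0.414], [0.003, -1.0, -0.0]]
force: [-2.9, -4.6, 5.8]
opening: 0.0129
```

Request:
{"name": "arm_command", "arguments": {
  "rows": [
    [[0,0,0],[0,0.5,0],0],
    [[0,0,0],[0,0.5,0],0],
    [[0,0,0],[0,0,0],0],
    [[0,0,0],[0,0,0],0]
  ]
}}

```text
t: 77.03
position: [0.631, -0.0305, 0.1133]
tool_rot: [[0.342, 0.001, 0.94], [-0.94, -0.003, 0.342], [0.003, -1.0, -0.0]]
force: [-2.3, -4.9, 5.5]
opening: 0.0127
```

Run:
```python
from h import *
to([.630,-.0285,.1105],6.5);print(env.observe()["moment"])
```

```text
t 77.03 pos [ 0.631  -0.0305  0.1133] yaw -70.0 open 0.0127 F [-2.3 -4.9  5.5] q6 -0.50 | shift units [-0.11  0.14 -0.01] | turn units ry -16.69 ; shift units after turn [-0.04  0.14  0.11]
[-0.81072123  0.28326797 -0.01832222]
```

Request:
{"name": "arm_command", "arguments": {
  "rows": [
    [[0,0,0],[0,0.4,0],0],
    [[0,0,0],[0,0.4,0],0],
    [[0,0,0],[0,0,0],0],
    [[0,0,0],[0,0,0],0]
  ]
}}

```text
t: 77.37
position: [0.631, -0.0305, 0.1133]
tool_rot: [[0.281, 0.001, 0.96], [-0.96, -0.003, 0.281], [0.003, -1.0, -0.0]]
force: [-2.0, -5.0, 6.0]
opening: 0.0129
```

Run:
```python
from h import *
to([.630,-.0285,.1105],6.5);print(env.observe()["moment"])
```

```text
t 77.37 pos [ 0.631  -0.0305  0.1133] yaw -73.7 open 0.0129 F [-2. -5.  6.] q6 -0.44 | shift units [-0.11  0.14 -0.02] | turn units ry -17.49 ; shift units after turn [-0.04  0.14  0.1 ]
[-0.81523555  0.31261853 -0.0597708 ]
```

Request:
{"name": "arm_command", "arguments": {
  "rows": [
    [[0,0,0],[0,0.4,0],0],
    [[0,0,0],[0,0.4,0],0],
    [[0,0,0],[0,0.2,0],0],
    [[0,0,0],[0,0,0],0],
    [[0,0,0],[0,0,0],0]
  ]
}}

```text
t: 77.78
position: [0.6309, -0.0303, 0.1133]
tool_rot: [[0.207, 0.001, 0.978], [-0.978, -0.003, 0.207], [0.003, -1.0, -0.0]]
force: [-2.6, -3.4, 6.3]
opening: 0.0128
```

Run:
```python
from h import *
to([.630,-.0285,.1105],6.5);print(env.observe()["moment"])
P=getpics(); crop(P["side"],320,140,430,260,"m3.png",6)
```

```text
t 77.78 pos [ 0.6309 -0.0303  0.1133] yaw -78.1 open 0.0128 F [-2.6 -3.4  6.3] q6 -0.36 | shift units [-0.1   0.14 -0.03] | turn units ry -18.45 ; shift units after turn [-0.03  0.14  0.09]
[-0.66695787  0.33901898  0.96262188]
```

View pics/m3.png

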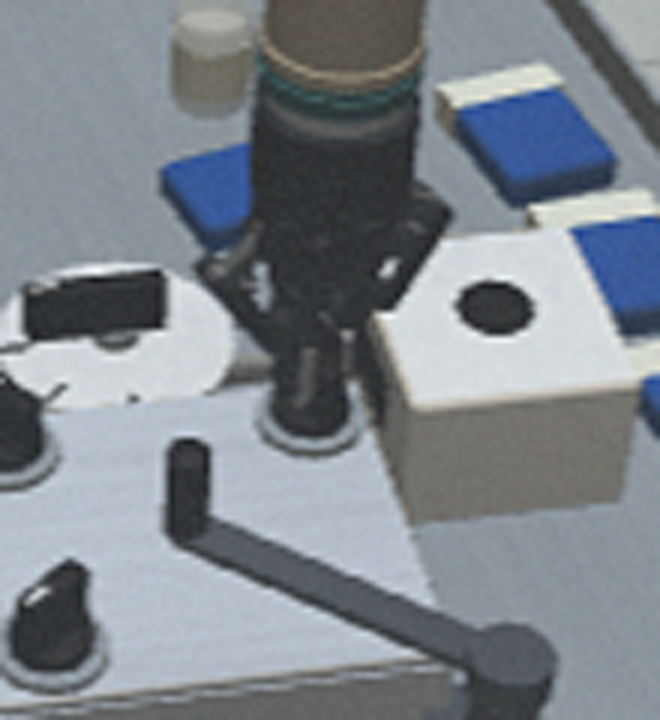

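Request:
{"name": "arm_command", "arguments": {
  "rows": [
    [[0,0,0],[0,0.3,0],0],
    [[0,0,0],[0,0.3,0],0],
    [[0,0,0],[0,0,0],0],
    [[0,0,0],[0,0,0],0]
  ]
}}

```text
t: 78.22
position: [0.6309, -0.0303, 0.1133]
tool_rot: [[0.162, 0.0, 0.987], [-0.987, -0.004, 0.162], [0.004, -1.0, -0.0]]
force: [-1.9, -3.3, 7.3]
opening: 0.013
```

Run:
```python
from h import *
to([.630,-.0285,.1105],6.5);print(env.observe()["moment"])
```

```text
t 78.22 pos [ 0.6309 -0.0303  0.1133] yaw -80.7 open 0.0130 F [-1.9 -3.3  7.3] q6 -0.32 | shift units [-0.1   0.14 -0.03] | turn units ry -19.02 ; shift units after turn [-0.03  0.14  0.1 ]
[-0.64242521  0.35027583  1.69573145]
```

Request:
{"name": "arm_command", "arguments": {
  "rows": [
    [[0,0,0],[0,0,0],0.2],
    [[0,0,0],[0,0,0],0.4],
    [[0,0,0],[0,0,0],0.4],
    [[0,0,0],[0,0,0],0.4],
    [[0,-0.4,0],[0,0,0],0.4],
    [[0,-0.8,0],[0,0,0],0.4],
    [[0,-1,0],[0,0,0],0.4],
    [[0,-1,0],[0,0,0],0.4],
    [[0,-0.5,0],[0,0,0],0.4],
    [[0,0,0],[0,0,0],0.4],
    [[0,0,0],[0,0,0],0.4]
  ]
}}

```text
t: 79.13
position: [0.631, -0.0288, 0.1864]
tool_rot: [[0.155, 0.001, 0.988], [-0.988, 0.0, 0.155], [0.0, -1.0, 0.001]]
force: [-0.7, 0.1, -1.3]
opening: 0.0345
```

Run:
```python
from h import *
to([.466,-.1415,.185],30)
P=getpics(); crop(P["side"],290,150,430,270,"m4.png",5);crop(P["top"],300,120,440,240,"m5.png",5)
```

```text
t 79.13 pos [ 0.631  -0.0288  0.1864] yaw -81.1 open 0.0345 F [-0.7  0.1 -1.3] q6 -0.31 | shift units [ 4.29  0.06 -9.02] | turn units ry -24.23 ; shift units after turn [-9.96  0.07 -0.75]
```

View pics/m4.png

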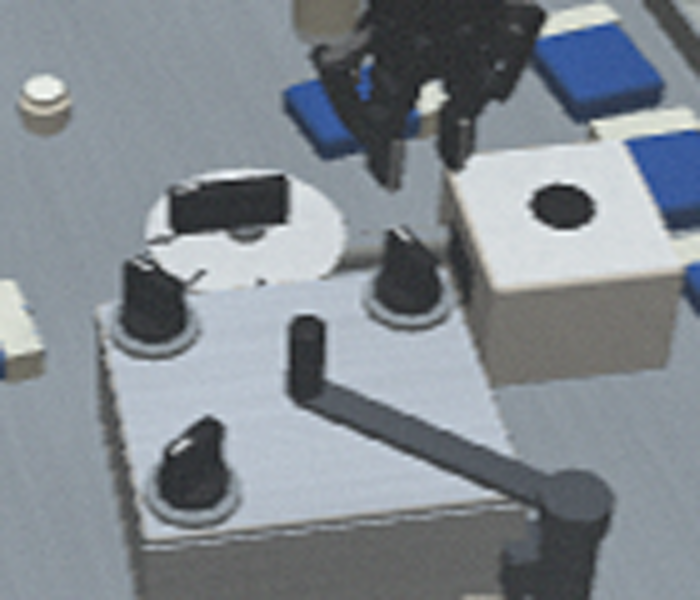

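View pics/m5.png

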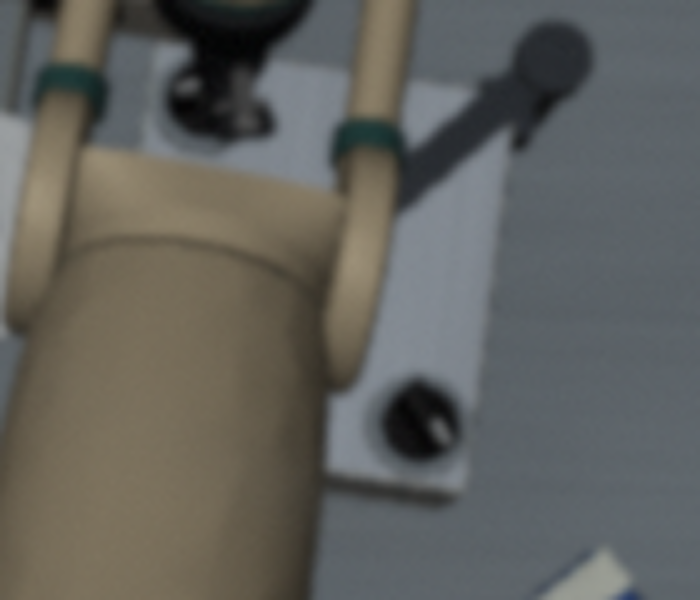

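Request:
{"name": "arm_command", "arguments": {
  "rows": [
    [[0.429,0,-0.9],[0,0,0],0.45],
    [[0.429,0,-0.9],[0,0,0],0.45],
    [[0.429,0,-0.9],[0,0,0],0.45],
    [[0.429,0,-0.9],[0,0,0],0.45],
    [[0.429,0,-0.9],[0,0,0],0.45],
    [[0.429,0,-0.9],[0,0,0],0.45],
    [[0.429,0,-0.9],[0,0,0],0.45],
    [[0.429,0,-0.9],[0,0,0],0.45],
    [[0.429,0,-0.9],[0,0,0],0.45],
    [[0.429,0,-0.9],[0,0,0],0.45]
  ]
}}

```text
t: 80.07
position: [0.4647, -0.1416, 0.1847]
tool_rot: [[0.155, -0.003, 0.988], [-0.988, 0.001, 0.155], [-0.002, -1.0, -0.002]]
force: [0.3, -0.5, -0.2]
opening: 0.0386
```

Request:
{"name": "arm_command", "arguments": {
  "rows": [
    [[0,0,0],[0,1,0],0.45],
    [[0,0,0],[0,1,0],0.45],
    [[0,0,0],[0,1,0],0.45],
    [[0,0,0],[0,1,0],0.45],
    [[0,0,0],[0,1,0],0.45],
    [[0,0,0],[0,1,0],0.45],
    [[0,0,0],[0,1,0],0.45],
    [[0,0,0],[0,1,0],0.45],
    [[0,0,0],[0,1,0],0.45],
    [[0,0,0],[0,1,0],0.45],
    [[0,0,0],[0,1,0],0.45],
    [[0,0,0],[0,1,0],0.45],
    [[0,0,0],[0,1,0],0.45],
    [[0,0,0],[0,1,0],0.45],
    [[0,0,0],[0,1,0],0.45],
    [[0,0,0],[0,0,0],0.45],
    [[0,0,0],[0,0,0],0.45],
    [[0,0,0],[0,0,0],0.45]
  ]
}}

```text
t: 81.57
position: [0.466, -0.1414, 0.1854]
tool_rot: [[-0.864, -0.001, 0.504], [-0.504, 0.001, -0.864], [0.001, -1.0, -0.001]]
force: [-0.7, 0.0, 0.4]
opening: 0.0384
```

Run:
```python
from h import *
to([.466,-.1415,.1115],-150)
P=getpics(); crop(P["side"],290,150,430,270,"n1.png",5)
```

```text
t 81.57 pos [ 0.466  -0.1414  0.1854] yaw -149.7 open 0.0384 F [-0.7  0.   0.4] q6 0.60 | shift units [0.   3.7  0.01] | turn units ry 0.06 ; shift units after turn [0.   3.7  0.01]
```

View pics/n1.png

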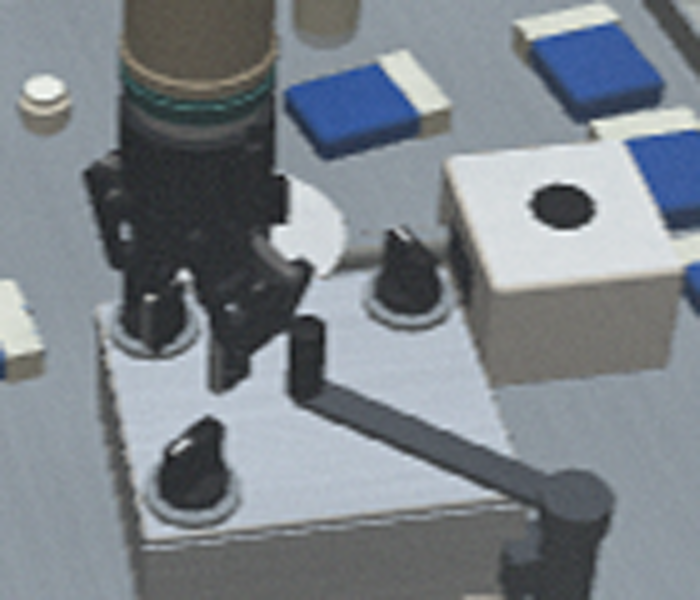

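Request:
{"name": "arm_command", "arguments": {
  "rows": [
    [[0,0.8,0],[0,0,0],0.45],
    [[0,0.8,0],[0,0,0],0.45],
    [[0,0.8,0],[0,0,0],0.45],
    [[0,0.7,0],[0,0,0],0.45],
    [[0,0.4,0],[0,0,0],0.45],
    [[0,0.2,0],[0,0,0],0.45],
    [[0,0,0],[0,0,0],0.45],
    [[0,0,0],[0,0,0],0.45],
    [[0,0,0],[0,0,0],0],
    [[0,0,0],[0,0,0],0],
    [[0,0,0],[0,0,0],0],
    [[0,0,0],[0,0,0],0],
    [[0,0,0],[0,0,0],0],
    [[0,0,0],[0,0,0],0]
  ]
}}

```text
t: 82.83
position: [0.467, -0.1418, 0.113]
tool_rot: [[-0.864, 0.002, 0.503], [-0.503, -0.001, -0.864], [-0.001, -1.0, 0.002]]
force: [-0.3, 0.3, 5.7]
opening: 0.0126
```

Run:
```python
from h import *
to([.466,-.1415,.1115],-150);print(env.observe()["moment"])
P=getpics(); crop(P["side"],290,150,430,270,"n2.png",5)
```

```text
t 82.83 pos [ 0.467  -0.1418  0.113 ] yaw -149.8 open 0.0126 F [-0.3  0.3  5.7] q6 0.61 | shift units [ 0.03  0.08 -0.04] | turn units ry 0.04 ; shift units after turn [ 0.03  0.08 -0.04]
[0.05451838 0.14915342 0.01052715]
```

View pics/n2.png

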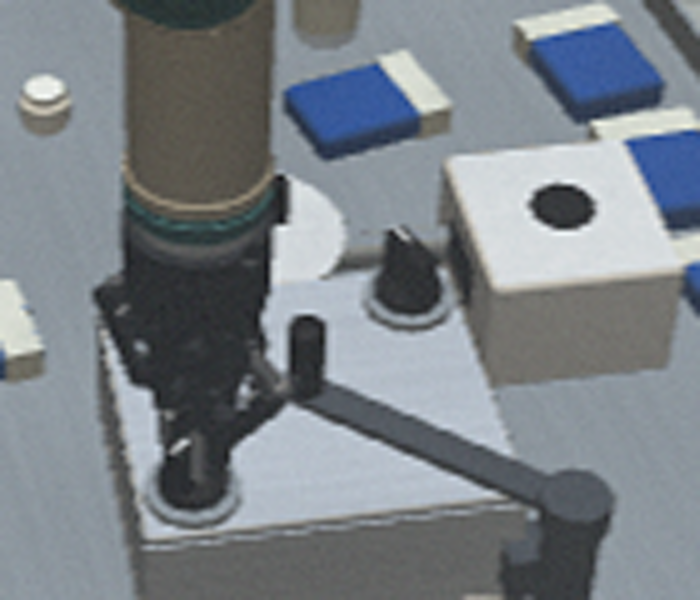

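Request:
{"name": "arm_command", "arguments": {
  "rows": [
    [[0,0,0],[0,0.8,0],0],
    [[0,0,0],[0,0.8,0],0],
    [[0,0,0],[0,0.8,0],0],
    [[0,0,0],[0,0.8,0],0],
    [[0,0,0],[0,0.8,0],0],
    [[0,0,0],[0,0.8,0],0],
    [[0,0,0],[0,0.8,0],0],
    [[0,0,0],[0,0.8,0],0],
    [[0,0,0],[0,0.8,0],0],
    [[0,0,0],[0,0.8,0],0],
    [[0,0,0],[0,0.8,0],0],
    [[0,0,0],[0,0.8,0],0],
    [[0,0,0],[0,0.8,0],0],
    [[0,0,0],[0,0.8,0],0],
    [[0,0,0],[0,0.8,0],0],
    [[0,0,0],[0,0.8,0],0],
    [[0,0,0],[0,0.8,0],0],
    [[0,0,0],[0,0.8,0],0],
    [[0,0,0],[0,0.8,0],0],
    [[0,0,0],[0,0.5,0],0]
  ]
}}

```text
t: 84.6
position: [0.4669, -0.1434, 0.1131]
tool_rot: [[-0.748, 0.001, -0.664], [0.664, -0.004, -0.748], [-0.004, -1.0, 0.003]]
force: [-0.8, -2.3, 6.1]
opening: 0.0127
```

Request:
{"name": "arm_command", "arguments": {
  "rows": [
    [[0,0,0],[0,0.5,0],0],
    [[0,0,0],[0,0.5,0],0],
    [[0,0,0],[0,0,0],0],
    [[0,0,0],[0,0,0],0]
  ]
}}

```text
t: 84.93
position: [0.4668, -0.1434, 0.1131]
tool_rot: [[-0.698, 0.001, -0.716], [0.716, -0.006, -0.698], [-0.005, -1.0, 0.003]]
force: [-1.7, -2.5, 5.7]
opening: 0.0128
```

Run:
```python
from h import *
to([.466,-.1415,.1115],-150);print(env.observe()["moment"])
```

```text
t 84.93 pos [ 0.4668 -0.1434  0.1131] yaw 134.3 open 0.0128 F [-1.7 -2.5  5.7] q6 1.94 | shift units [ 0.1   0.08 -0.04] | turn units ry 62.01 ; shift units after turn [-0.01  0.08 -0.1 ]
[-0.26966195  0.20060816  2.72226767]
```

Request:
{"name": "arm_command", "arguments": {
  "rows": [
    [[0,0,0],[0,0,0],0.2],
    [[0,0,0],[0,0,0],0.4],
    [[0,0,0],[0,0,0],0.45],
    [[0,0,0],[0,0,0],0.45],
    [[0,-0.4,0],[0,0,0],0.45],
    [[0,-0.8,0],[0,0,0],0.45],
    [[0,-1,0],[0,0,0],0.45],
    [[0,-1,0],[0,0,0],0.45],
    [[0,-1,0],[0,0,0],0.45],
    [[0,-1,0],[0,0,0],0.45],
    [[0,0,0],[0,0,0],0.45],
    [[0,0,0],[0,0,0],0.45]
  ]
}}

```text
t: 85.93
position: [0.467, -0.1417, 0.2171]
tool_rot: [[-0.69, 0.003, -0.724], [0.724, -0.001, -0.69], [-0.002, -1.0, -0.001]]
force: [0.3, 0.6, 0.1]
opening: 0.0384
```

Run:
```python
from h import *
to([.42,.12,.22],172.5)
P=getpics(); crop(P["side"],290,150,430,270,"n3.png",5)
```

```text
t 85.93 pos [ 0.467  -0.1417  0.2171] yaw 133.6 open 0.0384 F [0.3 0.6 0.1] q6 1.94 | shift units [11.09 -0.16 -7.33] | turn units ry -8.48 ; shift units after turn [  4.04  -0.14 -12.67]
```

View pics/n3.png

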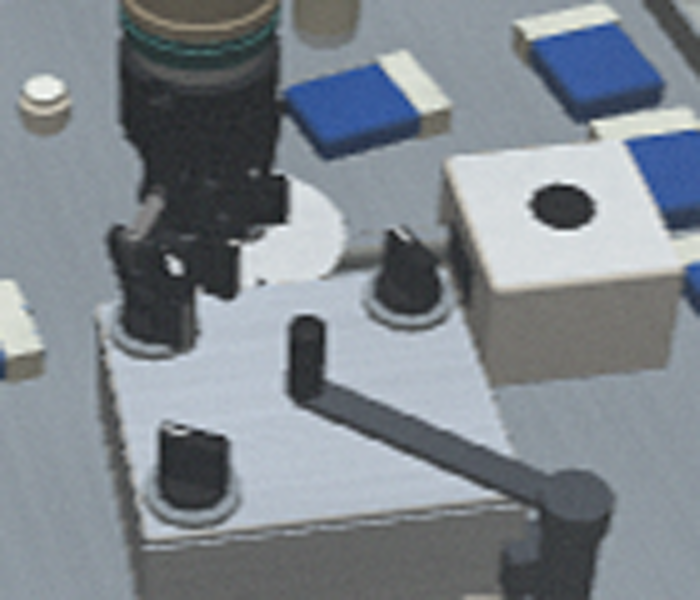

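Request:
{"name": "arm_command", "arguments": {
  "rows": [
    [[0.92,0,-0.61],[0,0,0],0.45],
    [[0.92,0,-0.61],[0,0,0],0.45],
    [[0.92,0,-0.61],[0,0,0],0.45],
    [[0.92,0,-0.61],[0,0,0],0.45],
    [[0.92,0,-0.61],[0,0,0],0.45],
    [[0.92,0,-0.61],[0,0,0],0.45],
    [[0.92,0,-0.61],[0,0,0],0.45],
    [[0.92,0,-0.61],[0,0,0],0.45],
    [[0.92,0,-0.61],[0,0,0],0.45],
    [[0.92,0,-0.61],[0,0,0],0.45],
    [[0.92,0,-0.61],[0,0,0],0.45],
    [[0.92,0,-0.61],[0,0,0],0.45]
  ]
}}

```text
t: 87.03
position: [0.4186, 0.1202, 0.2146]
tool_rot: [[-0.69, -0.003, -0.724], [0.724, -0.0, -0.69], [0.002, -1.0, 0.002]]
force: [0.1, -0.6, -0.4]
opening: 0.0388
```

Request:
{"name": "arm_command", "arguments": {
  "rows": [
    [[0,0,0],[0,-0.94,0],0.5],
    [[0,0,0],[0,-0.94,0],0.5],
    [[0,0,0],[0,-0.94,0],0.5],
    [[0,0,0],[0,-0.94,0],0.5],
    [[0,0,0],[0,-0.94,0],0.5],
    [[0,0,0],[0,-0.94,0],0.5],
    [[0,0,0],[0,-0.94,0],0.5],
    [[0,0,0],[0,-0.94,0],0.5],
    [[0,0,0],[0,-0.94,0],0.5],
    [[0,0,0],[0,0,0],0.5]
  ]
}}

```text
t: 87.87
position: [0.419, 0.1192, 0.2146]
tool_rot: [[-0.991, -0.003, -0.131], [0.131, -0.0, -0.991], [0.003, -1.0, 0.001]]
force: [-0.2, 0.2, 0.3]
opening: 0.0429
```

Run:
```python
from h import *
P=getpics(); crop(P["top"],310,120,420,240,"o1.png",6); crop(P["side"],300,170,400,270,"o2.png",7)
to([.5693,.0872,.19],172.5)
import pickle; pickle.dump(P,open("p3.pkl","wb"))
```

```text
t 87.97 pos [0.4193 0.1192 0.215 ] yaw 172.3 open 0.0429 F [ 0.7  0.8 -0.6] q6 1.82 | shift units [-7.65  1.23  0.58] | turn units ry -0.04 ; shift units after turn [-7.65  1.23  0.61]
```

View pics/o1.png

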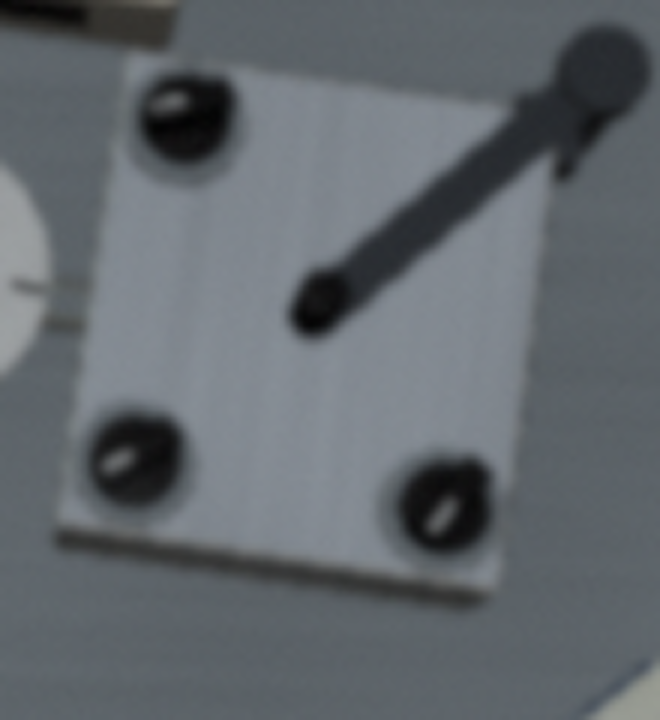

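View pics/o2.png

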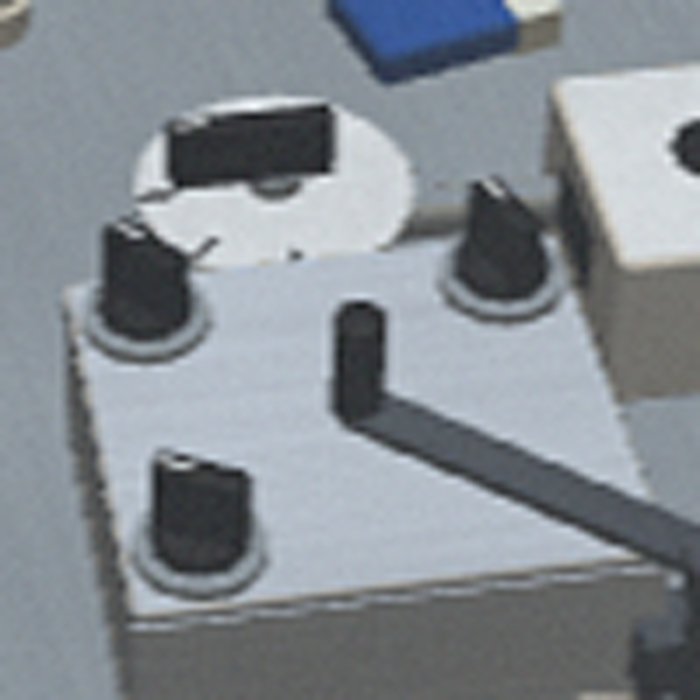

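Run:
```python
from h import *
import pickle
A=pickle.load(open("p2.pkl","rb"));B=pickle.load(open("p3.pkl","rb"))
rows=[]
for n,cs in (("top",[(341,139),(332,196),(384,204)]),("side",[(372,205),(321,211),(328,242)])):
    for P in(A,B):
        r=[]
        for c in cs:
            im=P[n]["img"][c[1]-13:c[1]+13,c[0]-13:c[0]+13,::-1]
            r.append(cv2.resize(cv2.convertScaleAbs(im,alpha=1.6,beta=10),None,fx=7,fy=7,interpolation=cv2.INTER_CUBIC))
        rows.append(np.hstack(r))
cv2.imwrite("pics/q1.png",np.vstack(rows[:2]));cv2.imwrite("pics/q2.png",np.vstack(rows[2:]))
```

```text
(no output)
```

View pics/q1.png

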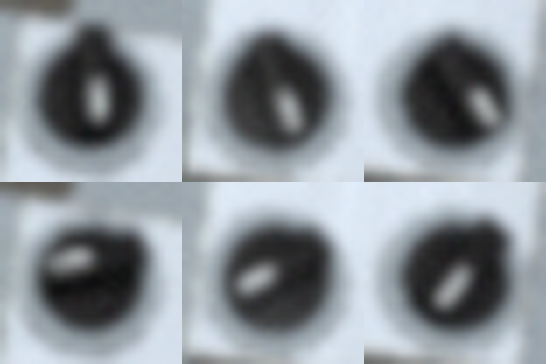

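View pics/q2.png

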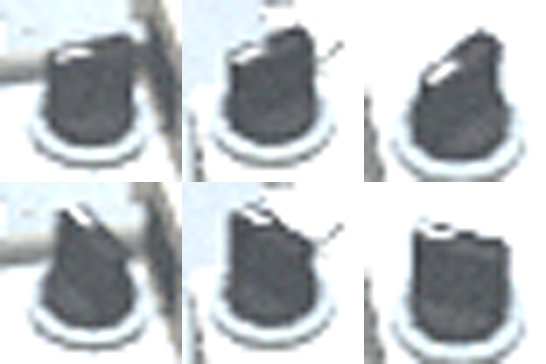

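Run:
```python
from h import *
import pickle
A=pickle.load(open("p2.pkl","rb"));B=pickle.load(open("p3.pkl","rb"))
# white dash approx centres in top image (full px) from q1: crop px/7 + c-13
cs=[(341,139),(332,196),(384,204)]
wc=[[(97,97),(288-182,108),(483-364,107)],[(70,260-182),(257-182,279-182),(453-364,287-182)]]
for j in range(3):
    out=[]
    for P,w in((A,wc[0][j]),(B,wc[1][j])):
        p=P["top"]; c0=np.array(cs[j])-13; u=np.array(w)/7+c0-.5
        g=cv2.cvtColor(p["img"],cv2.COLOR_RGB2GRAY).astype(float)
        ys,xs=np.mgrid[int(u[1])-6:int(u[1])+8,int(u[0])-6:int(u[0])+8]
        m=np.hypot(xs-u[0],ys-u[1])<5.2
        v=g[ys,xs]; base=np.percentile(v[m],40); wgt=np.clip(v-base,0,None)*m
        for _ in range(1):
            mx=(wgt*xs).sum()/wgt.sum();my=(wgt*ys).sum()/wgt.sum()
        C=np.cov(np.vstack([xs.ravel(),ys.ravel()]),aweights=wgt.ravel()); e,V=np.linalg.eigh(C); d=V[:,1]
        a=ray(p,np.array([mx,my])+3*d,.135)[:2]-ray(p,np.array([mx,my])-3*d,.135)[:2]
        cen=ray(p,[mx,my],.135)[:2]
        out.append((np.degrees(np.arctan2(a[1],a[0]))%180,cen,e.round(2)))
    print("K%d"%(j+1),[ (round(o[0],1),o[1].round(4).tolist(),o[2].tolist()) for o in out])
```

```text
K1 [(np.float64(6.2), [0.6215, -0.0281], [1.23, 3.38]), (np.float64(83.1), [0.6322, -0.0147], [3.81, 4.89])]
K2 [(np.float64(25.5), [0.4718, -0.0126], [1.58, 4.1]), (np.float64(110.2), [0.4769, 0.0013], [2.19, 4.33])]
K3 [(np.float64(37.9), [0.4567, -0.149], [3.28, 4.5]), (np.float64(145.1), [0.4581, -0.1341], [1.15, 3.98])]
```

Request:
{"name": "arm_command", "arguments": {
  "rows": [
    [[-0.956,0.1,0.075],[0,0,0],0.5],
    [[-0.956,0.1,0.075],[0,0,0],0.5],
    [[-0.956,0.1,0.075],[0,0,0],0.5],
    [[-0.956,0.1,0.075],[0,0,0],0.5],
    [[-0.956,0.1,0.075],[0,0,0],0.5],
    [[-0.956,0.1,0.075],[0,0,0],0.5],
    [[-0.956,0.1,0.075],[0,0,0],0.5],
    [[-0.956,0.1,0.075],[0,0,0],0.5],
    [[0,0,0],[0,-0.35,0],0.5],
    [[0,0,0],[0,0,0],0.5],
    [[0,0,0],[0,0,0],0.5],
    [[0,0,0],[0,0,0],0.5]
  ]
}}

```text
t: 88.97
position: [0.5693, 0.0873, 0.1997]
tool_rot: [[-0.994, -0.001, -0.105], [0.105, 0.0, -0.994], [0.001, -1.0, -0.0]]
force: [0.3, -0.2, 0.5]
opening: 0.0427
```

Run:
```python
from h import *
to([.569,.0872,.0745],174)
P=getpics(); crop(P["side"],290,120,410,230,"r1.png",6)
```

```text
t 88.97 pos [0.5693 0.0873 0.1997] yaw 174.0 open 0.0427 F [ 0.3 -0.2  0.5] q6 1.71 | shift units [0.   6.26 0.01] | turn units ry -0.01 ; shift units after turn [0.   6.26 0.01]
```

View pics/r1.png

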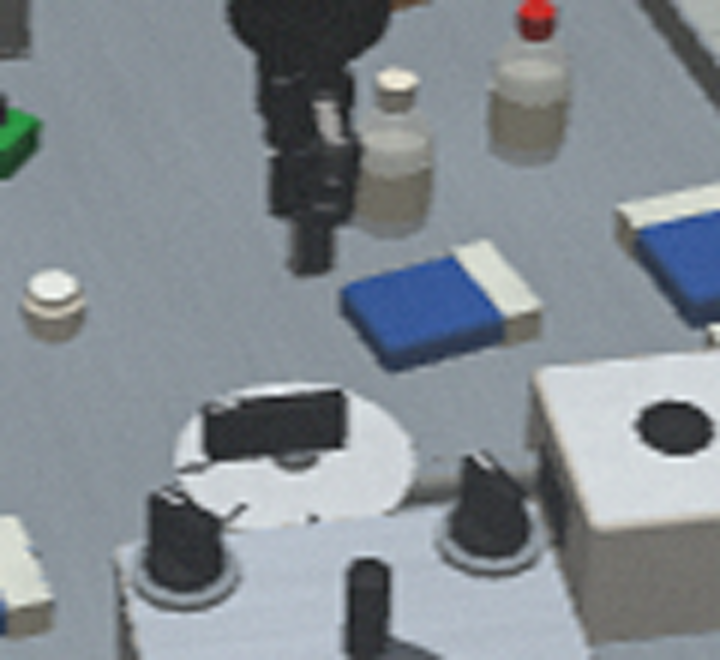

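Request:
{"name": "arm_command", "arguments": {
  "rows": [
    [[0,0.9,0],[0,0,0],0.5],
    [[0,0.9,0],[0,0,0],0.5],
    [[0,0.9,0],[0,0,0],0.5],
    [[0,0.9,0],[0,0,0],0.5],
    [[0,0.9,0],[0,0,0],0.5],
    [[0,0.8,0],[0,0,0],0.5],
    [[0,0.5,0],[0,0,0],0.5],
    [[0,0.3,0],[0,0,0],0.5],
    [[0,0.1,0],[0,0,0],0.5],
    [[0,0,0],[0,0,0],0.5],
    [[0,0,0],[0,0,0],0.5],
    [[0,0,0],[0,0,0],0],
    [[0,0,0],[0,0,0],0],
    [[0,0,0],[0,0,0],0],
    [[0,0,0],[0,0,0],0],
    [[0,0,0],[0,0,0],0],
    [[0,0,0],[0,0,0],0]
  ]
}}

```text
t: 90.48
position: [0.5706, 0.0874, 0.077]
tool_rot: [[-0.995, 0.002, -0.104], [0.104, 0.0, -0.995], [-0.002, -1.0, -0.001]]
force: [-1.2, 1.4, 5.7]
opening: 0.0128
```

Run:
```python
from h import *
to([.569,.0872,.0745],219); print(env.observe()["moment"].round(2))
P=getpics(); crop(P["side"],290,120,410,230,"r2.png",6)
```

```text
t 90.48 pos [0.5706 0.0874 0.077 ] yaw 174.0 open 0.0128 F [-1.2  1.4  5.7] q6 1.71 | shift units [0.08 0.13 0.02] | turn units ry -9.81 ; shift units after turn [ 0.07  0.13 -0.04]
[0.1  0.13 0.04]
```

View pics/r2.png

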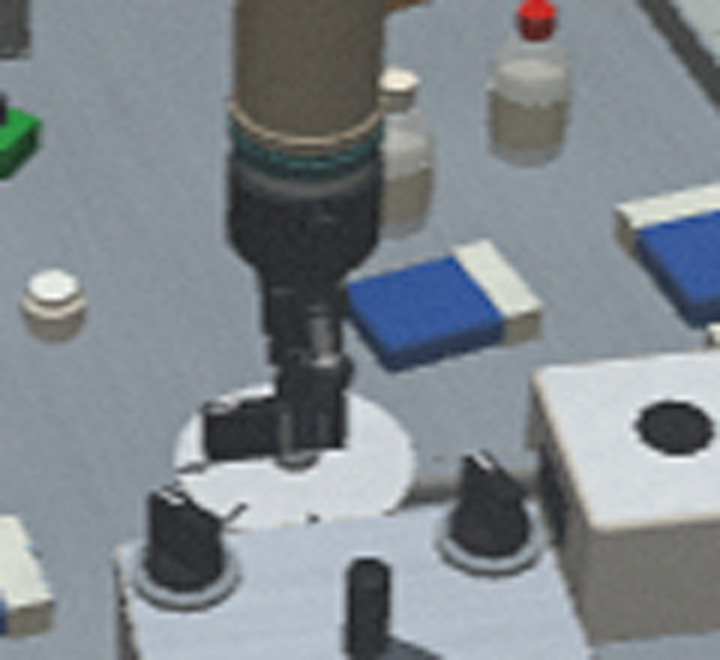

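Request:
{"name": "arm_command", "arguments": {
  "rows": [
    [[0,0,0],[0,-0.7,0],0],
    [[0,0,0],[0,-0.7,0],0],
    [[0,0,0],[0,-0.7,0],0],
    [[0,0,0],[0,-0.7,0],0],
    [[0,0,0],[0,-0.7,0],0],
    [[0,0,0],[0,-0.7,0],0],
    [[0,0,0],[0,-0.7,0],0],
    [[0,0,0],[0,-0.7,0],0],
    [[0,0,0],[0,-0.7,0],0],
    [[0,0,0],[0,-0.7,0],0],
    [[0,0,0],[0,-0.7,0],0],
    [[0,0,0],[0,-0.7,0],0],
    [[0,0,0],[0,-0.7,0],0],
    [[0,0,0],[0,-0.7,0],0],
    [[0,0,0],[0,0,0],0],
    [[0,0,0],[0,0,0],0],
    [[0,0,0],[0,0,0],0]
  ]
}}

```text
t: 92.0
position: [0.5704, 0.0882, 0.077]
tool_rot: [[-0.778, 0.001, 0.628], [-0.628, 0.002, -0.778], [-0.002, -1.0, -0.001]]
force: [-1.1, 3.4, 5.3]
opening: 0.0131
```

Run:
```python
from h import *
to([.569,.0872,.0745],219); print(env.observe()["moment"].round(2))
```

```text
t 92.00 pos [0.5704 0.0882 0.077 ] yaw -141.1 open 0.0131 F [-1.1  3.4  5.3] q6 0.92 | shift units [ 0.08  0.13 -0.  ] | turn units ry -78.56 ; shift units after turn [ 0.08  0.13 -0.  ]
[0.49 0.2  0.09]
```

Now release, rise and back away to see the handle against the marks.

Request:
{"name": "arm_command", "arguments": {
  "rows": [
    [[0,0,0],[0,0,0],0.2],
    [[0,0,0],[0,0,0],0.5],
    [[0,0,0],[0,0,0],0.5],
    [[0,0,0],[0,0,0],0.5],
    [[0,-0.4,0],[0,0,0],0.5],
    [[0,-0.8,0],[0,0,0],0.5],
    [[0,-1,0],[0,0,0],0.5],
    [[0,-1,0],[0,0,0],0.5],
    [[0,-1,0],[0,0,0],0.5],
    [[0,-1,0],[0,0,0],0.5],
    [[0,-1,0],[0,0,0],0.5],
    [[0.7,-0.5,-0.9],[0,0,0],0.5],
    [[0.7,0,-0.9],[0,0,0],0.5],
    [[0.7,0,-0.9],[0,0,0],0.5],
    [[0.7,0,-0.9],[0,0,0],0.5],
    [[0.7,0,-0.9],[0,0,0],0.5],
    [[0.7,0,-0.9],[0,0,0],0.5],
    [[0.7,0,-0.9],[0,0,0],0.5]
  ]
}}

```text
t: 93.5
position: [0.4135, 0.1237, 0.2106]
tool_rot: [[-0.778, 0.001, 0.628], [-0.628, 0.0, -0.778], [-0.0, -1.0, 0.0]]
force: [0.4, -0.3, 0.3]
opening: 0.0426
```

Run:
```python
from h import *
to([.569,.0872,.0745])
P=getpics(); crop(P["side"],300,160,400,270,"s3.png",7); crop(P["top"],255,120,425,245,"s4.png",4)
import pickle; pickle.dump(P,open("p4.pkl","wb"))
```

```text
t 93.50 pos [0.4135 0.1237 0.2106] yaw -141.1 open 0.0426 F [ 0.4 -0.3  0.3] q6 1.02 | shift units [-4.9   6.81  6.3 ]
```

View pics/s3.png

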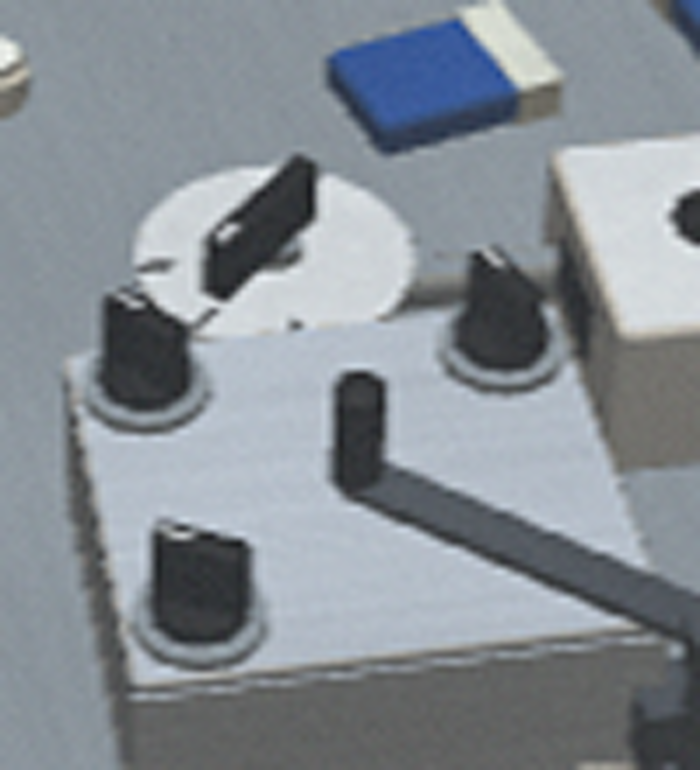

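View pics/s4.png

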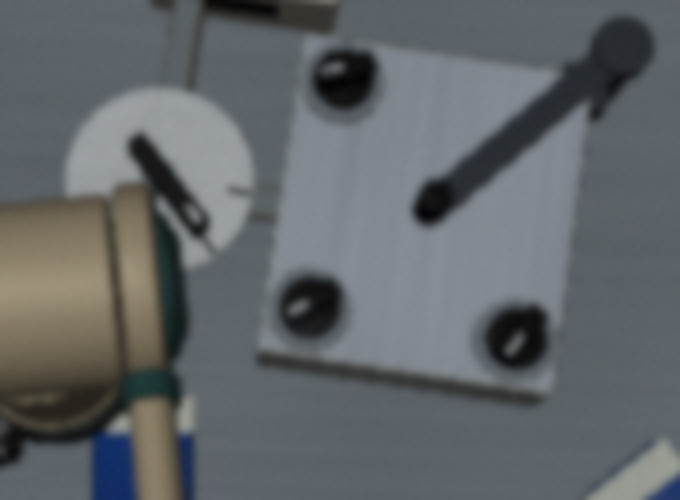

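Run:
```python
from h import *
import pickle
from scipy.optimize import least_squares
P=pickle.load(open("p4.pkl","rb"))
def tri(a,b):
    def f(X): return np.r_[proj(P["top"],X)[0]-a,proj(P["side"],X)[0]-b]
    return least_squares(f,[.5,0,.1]).x
A=tri(np.array([139,147])/4+[255,120],np.array([303,163])/7+[300,160]); B=tri(np.array([203,228])/4+[255,120],np.array([215,237])/7+[300,160])
d=B-A; y=np.degrees(np.arctan2(d[1],d[0]))%360; print(A.round(4),B.round(4),"yaw",y,"valve deg",y-172.5)
a=ray(P["top"],np.array([139,147])/4+[255,120],.102)[:2];b=ray(P["top"],np.array([203,228])/4+[255,120],.102)[:2];d=b-a;print("top only",np.degrees(np.arctan2(d[1],d[0]))%360-172.5)
```

```text
[0.5838 0.101  0.1015] [0.5312 0.0586 0.1062] yaw 218.845906444666 valve deg 46.345906444666014
top only 47.08826928732469
```

Run:
```python
from h import *
P=getpics(); cv2.imwrite("pics/z.png",P["side"]["img"][:,:,::-1]); print(env.observe()["qvel"].round(3))
print(env.hand_in())
```

```text
[-0.008  0.024 -0.026  0.001 -0.009 -0.   ]
the job is handed in; nothing more can be done
None
```

View pics/z.png

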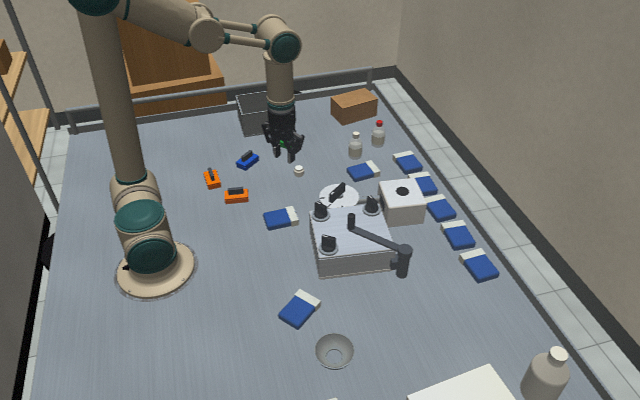

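I ran the whole load and handed it in at about 94 s. `hand_in` gives no verdict, so the results below are my own checks.

**What I did:**
- Shut the steam valve to its stop.
- Set all four steel cassettes on the chamber floor.
- Swung the lid closed until its stop showed in the force reading.
- Turned the three clamp knobs clockwise until each showed a firm counter-torque.
- Opened the valve 45 degrees from its stop.
- I did not touch the orange, blue and green look-alikes, the packs, pot, bottle or dish.

**Last checks:**
- **Valve:** the pictures put the handle at 46–47 degrees, on the middle mark; the tool turn gave 45.
- **Cassettes:** one was knocked aside inside the chamber on its own. It sat at about (-55, -63) mm from the floor centre, still flat and inside the limits, so I left it. The last look at all four was before the lid closed.
- **Robot:** the final picture shows the gripper open and clear of everything, and nothing out of place on the trolley.

**Less certain:** the three knobs did not turn by the same amount. The tool turned about 87, 82 and 76 degrees, against a travel of 80 degrees for a knob starting fully loose. My picture estimates of the turn were noisy and lower, and lowest for the third knob. I judged the end stops from the counter-torque (1.7, 1.8 and 2.7 N m), with almost no side force on the tool. The third knob probably did not start fully loose, but I did not grip it again to confirm.

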